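Row of polishing bars in a retainer tray

ROBOT

A 6-joint arm with a two-finger parallel gripper is mounted at the origin on a cart in front of the work surface, level with it; the furniture and walls round the work are solid. World frame = base frame: x ahead of the robot, y to its left, z up, the work surface at z = 0. Lengths are in m, angles in rad, forces in N, time in s.
With the tool pointing down it reaches from about 0.35 to 0.775 m from the base axis. Payload 7.3 kg.
Tool frame: the origin (TCP) lies at the very end of the fingers, on their centre line; the grasp point (between the pads) lies 19 mm behind it (grip_point_offset is the z of the grasp point in the tool frame, in m); z points along the fingers, y is the line along which they close (so a half turn about z gives the same grasp; the last joint's range is limited). The gripper opens to 92 mm and grips with 3 to 60 N. Pads are 19 mm wide; open, the fingers measure 130 mm over their backs; the gripper's body (75 mm by 190 mm) begins 47 mm behind the grasp point.
Start: joints at [-1.386, 0.342, 1.524, -0, 1.275, -0.146], TCP at [0.171, -0.497, 0.191] pointing down, gripper open.
Joint ranges: [-2.53, 2.53], [-0.77, 2.02], [0.04, 2.7], [-1, 4.14], [0.28, 2.66], [-3.11, 3.11]. Speed limits (rad/s): [2.57, 2.57, 3.14, 3.14, 3.14, 3.14].

INTERFACE

Orientations are given as [roll, pitch, yaw] about the fixed x, y, z axes, in that order (R = Rz(yaw) Ry(pitch) Rx(roll)).
In Python, from cell import * gives the robot as it stands.
- The arm moves only by the tool carry_out, never from a script. Its argument "steps" is a list of rows, each an object of numbers: "tx", "ty", "tz": the shift along the tool's x, y, z in units of 20 cm (1.0 is 20 cm); "wx", "wy", "wz": the turn, a rotation vector about the tool's x, y, z in units of 0.1 rad (1.0 is 0.1 rad). A call has exactly 5 rows; each row shifts and turns the commanded pose from where the row before left it, along the tool's axes as they then stand; what a row does not reach is not made up. A row lasts 1/12 s, in which the tool goes at most 41.7 mm and 7.16 degrees, less where a joint would pass 70% of its speed; a pose out of reach is approached as far as the arm can. A call with a number of a shift or a turn outside -1 to 1 is refused whole. A call with a gripper value outside its range is refused whole. "claw" is the closure, from -1 (fully open) to 1 (shut), set as the call begins (left out, the last holds). The fingers move at their own pace and stop on an object; "squeeze" is the grip in N (left out, the last holds). Time passes only in rows, so rows that do not move let the fingers close, or fill a call up. It gives the time, the measured TCP pose, the force, the opening and the grip force at its end, in the units of the state.
- get_state(): the state, without advancing time (a new reading comes with each control period).
- capture(name): name is "scene" or "top" or "wrist"; returns the picture (420x560x3 uint8, red, green, blue); there is no depth.
- get_calibration(name): a dict with "K" (3x3 intrinsics, pixels), "R" (3x3) and "t" (3): a world point X has camera coordinates R X + t. Camera axes: x right, y down, z forward; pixel columns grow to the right and rows downward; lengths in m; the calibration is good to about 2 mm. The wrist camera is an equidistant fisheye: a pixel r from the principal point sees the ray r / f radians off the axis. A picture is of the moment at which its call begins: read the wrist's pose just before it. get_calibration takes no time and is no camera call; for the wrist camera it gives the pose at the moment of the call.
- finish_job(): hands the job in; it is judged then, once.
The state is a dict: "time": time; "joint_positions": joint angles; "joint_velocities": joint speeds; "joint_efforts": joint torques, N m; "eef_pos": TCP position; "eef_rot": TCP orientation; "force": force on the tool from outside, world axes, zero at the start; "moment": the same for the moment, N m; "gripper_width": opening from 0.0 (shut) to 1.0 (fully open); "grasp_force": force on a finger pad.
Only numpy, scipy, OpenCV 4.12 (cv2) and the standard library are available. Lean on these libraries where they do the work, as an engineer would, in place of code of your own. Each camera call takes 0.05 s, during which the arm holds its last target. There are 200 camera calls.

TASK

Lay the three bars of polishing compound from the sloped bin flat in the aluminium tray, beside the bar that already lies against the tray's fence, all side by side across the tray in one row. Then slide the tray's black retainer, by its orange lug, towards the fence until the whole row is snug, pressing it firmly but not hard, and let go. Leave the bar already at the fence where it is, and do not disturb the other things on the bench.

Things in the scene. Friction and masses are not known exactly. Their poses are not given: they have to be found in the camera images.
- bin: fixed grey bin, yellow front lip, 110 x 270 mm, 70 mm high at the back; origin under its centre. Floor rises 28 degrees towards its +x (away from the robot) from x = -55, z = 18 mm. Three lanes, centres at y = -88, 0, +88 mm, low dividers (6 mm above the floor) 42 mm either side. One bar in each lane, length up the slope, lower end at the lip (14 mm), its z square to the slope.
- tray: fixed aluminium tray with a grey floor, 96 x 290 mm; origin on the bench under its middle; the row runs along its y. On 6 mm feet, floor top at z = 12 mm, fence face at y = -137, end wall at y = +141, side walls (12 mm above the floor) inside at x = -41 and +41 mm. Bars lie with their length along the tray's x (either way round), widths lined up along y.
- fence (a point): foot of the dark fence's face (fence 26 mm above the tray floor), middle of the tray's width, on the tray floor
- lug (a point): grip point of the orange lug on the black retainer, 72 mm above the bench: lug 30 (tray x) x 12 mm (tray y), its top 84 mm above the bench; grip it across the 12 mm. The retainer's pressing face lies 8 mm from this point towards the fence; its plate reaches 39 mm above the bench, the bars' tops 40 mm.
- retainer (a joint): travel of the retainer towards the fence (tray -y), m; 0 = fully open (pressing face 268 mm from the fence), 0.160 = end of travel; it stays where it is left (about 1.5 N of friction). With four bars snug it reads about 0.131 to 0.132.
- bar_1: bar of polishing compound, 34 wide (x) x 70 long (y) x 28 high (z) mm box, 100 g, one half in green paper, the other half off-white; origin at the centre of its underside (within 1 mm), z out of its top face; grip it across the 34 mm. Starts in a lane of the bin.
- bar_2: bar of polishing compound, 34 wide (x) x 70 long (y) x 28 high (z) mm box, 100 g, one half in green paper, the other half off-white; origin at the centre of its underside (within 1 mm), z out of its top face; grip it across the 34 mm. Starts in a lane of the bin.
- bar_3: bar of polishing compound, 34 wide (x) x 70 long (y) x 28 high (z) mm box, 100 g, one half in green paper, the other half off-white; origin at the centre of its underside (within 1 mm), z out of its top face; grip it across the 34 mm. Starts in a lane of the bin.
- bar_tray: bar of polishing compound, 34 wide (x) x 70 long (y) x 28 high (z) mm box, 100 g, one half in green paper, the other half off-white; origin at the centre of its underside (within 1 mm), z out of its top face; grip it across the 34 mm. Already lies in the tray against the fence.
- oil_vial: small oil vial, 24 mm across, 59 mm high, a bystander between bin and tray; origin under its centre
- loupe: black eye loupe, 37 mm across, 26 mm high, a bystander; origin under its centre
- screwdriver: screwdriver with an orange handle, 139 mm long, 21 mm thick, lying nearer the robot, a bystander; origin under its centre
- plug_gauge: steel plug gauge, 98 mm long, 25 mm thick, lying nearer the robot, a bystander; origin under its centre
- ring_tub: white tub of black rings, 45 mm across, 20 mm high, a bystander behind; origin under its centre
Mind the look-alikes: they are no part of the job. What is shaped like the bar_1 but red is not meant.

How it is judged:
By the outcome, as a careful person would: the job done as asked, in the order asked, and still so for the second after the job is handed in, with the robot touching nothing.
It also fails if it takes over 72 s, if anything falls off the work surface, if the arm or the gripper's body presses on something with over 40 N, if the wrist force passes 120 N, or if a joint passes its speed limit or range.

## Working session

There is one attempt and no reset: what is moved stays moved. The work goes in short steps, Python scripts to look and compute and a tool call to move; the robot and the scene stay as the last step left them, time stands still between calls to the robot, and variables do not carry over. Pictures are saved under pics/ and viewed, at most 10 in all, crops included, and the job is handed in when it is done.

Besides the shell and the picture viewer there is one more tool, called after "Call:" in YAML: its name, and indented under it one key for each argument. carry_out: Moves the arm, as the interface text tells. Shifts and turns lie within -1 to 1; 1 stands for 20 cm of shift or 0.1 rad of turn. Its arguments: {"type":"object","properties":{"steps":{"type":"array","items":{"type":"object","properties":{"tx":{"type":"number","minimum":-1,"maximum":1},"ty":{"type":"number","minimum":-1,"maximum":1},"tz":{"type":"number","minimum":-1,"maximum":1},"wx":{"type":"number","minimum":-1,"maximum":1},"wy":{"type":"number","minimum":-1,"maximum":1},"wz":{"type":"number","minimum":-1,"maximum":1}}}},"claw":{"type":"number"},"squeeze":{"type":"number"}},"required":["steps"]}

```bash
mkdir -p pics; ls; python3 - <<'E'
from cell import *
import cv2
for n in("scene","top"):
    a=capture(n); cv2.imwrite(f"pics/{n}0.png",a[:,:,::-1]); c=get_calibration(n); print(n,c)
print(get_state())
E
```

```text
pics
scene {'K': array([[399.08169523,   0.        , 275.30718562],
       [  0.        , 399.08169523, 208.98234059],
       [  0.        ,   0.        ,   1.        ]]), 'R': array([[-0.63378178, -0.77324981,  0.02013409],
       [-0.58631574,  0.46326061, -0.66454756],
       [ 0.50453394, -0.43298307, -0.74697468]]), 't': array([0.33323956, 0.37911912, 0.85076737])}
top {'K': array([[467.70580284,   0.        , 279.28825653],
       [  0.        , 467.70580284, 207.34779502],
       [  0.        ,   0.        ,   1.        ]]), 'R': array([[-0.06549013, -0.9978475 , -0.00337714],
       [-0.97238347,  0.06457793, -0.22427677],
       [ 0.22401211, -0.01140404, -0.97451964]]), 't': array([0.01764669, 0.55858223, 1.29927942])}
{'time': 0.1, 'joint_positions': array([-1.38600209e+00,  3.42632438e-01,  1.52491209e+00,  4.96976446e-06,
        1.27539150e+00, -1.45982000e-01]), 'joint_velocities': array([ 0.00031767, -0.00200445, -0.00116085, -0.00025015, -0.0010878 ,
       -0.00063317]), 'joint_efforts': array([ 1.76556321e-03, -4.32005882e+01, -2.44693029e+01,  7.19596515e-02,
        5.25688590e-02, -3.73398439e-05]), 'eef_pos': array([ 0.17046463, -0.49612774,  0.19012847]), 'eef_rot': array([-3.14026427e+00, -2.00113777e-04,  3.30774650e-01]), 'force': array([-0.51852691,  0.42183931,  0.46898633]), 'moment': array([ 0.01428666,  0.0007026 , -0.02775996]), 'grasp_force': 0.0, 'gripper_width': 1.0039542080164072}
```

View pics/top0.png

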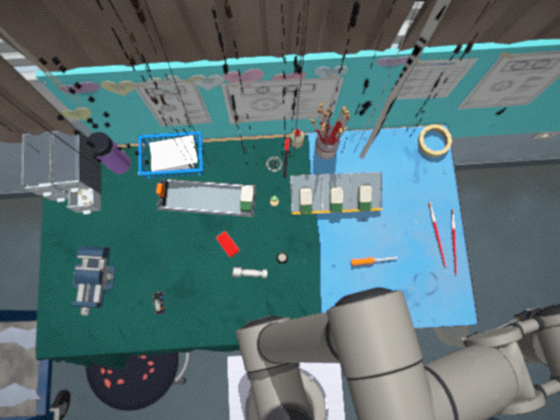

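View pics/scene0.png

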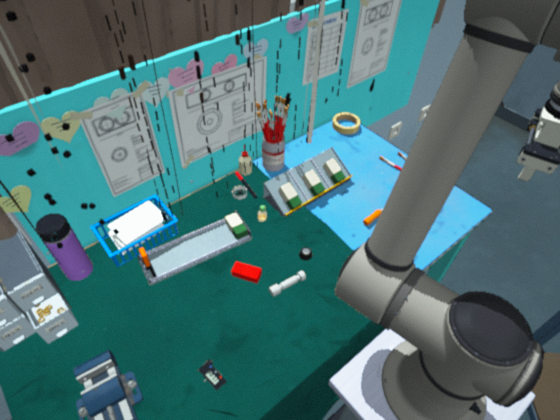

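Top view: up is world +x, left is +y. The tray is at about (160-255, 180-215) with the fence on the right and the orange lug at (161,190). The bin is at (290-382, 173-215), with bars at about (306,200), (337,198) and (365,197). The vial is at (274,201).

```bash
python3 - <<'E'
import cv2
a=cv2.imread("pics/top0.png")[160:225,145:395]; cv2.imwrite("pics/topc.png",cv2.resize(a,None,fx=3.2,fy=3.2,interpolation=cv2.INTER_CUBIC))
b=cv2.imread("pics/scene0.png")[140:290,130:360]; cv2.imwrite("pics/scenec.png",cv2.resize(b,None,fx=3.4,fy=3.4,interpolation=cv2.INTER_CUBIC))
E
cat > h.py <<'E'
import numpy as np,cv2
from cell import *
def ray(n,u,v,c=None):
    c=c or get_calibration(n); K,R,t=c["K"],c["R"],c["t"]
    p=np.array([(u-K[0,2])/K[0,0],(v-K[1,2])/K[1,1]])
    if n=="wrist":
        r=np.hypot(*p); d=np.r_[p/r*np.sin(r),np.cos(r)] if r>0 else np.array([0,0,1.])
    else: d=np.r_[p,1]
    return -R.T@t, R.T@d
def onplane(n,u,v,z,c=None):
    o,d=ray(n,u,v,c); return o+d*(z-o[2])/d[2]
def project(n,X,c=None):
    c=c or get_calibration(n); K=c["K"]; q=c["R"]@X+c["t"]
    if n=="wrist":
        r=np.hypot(q[0],q[1]); th=np.arctan2(r,q[2]); q=np.array([q[0]/r*th,q[1]/r*th,1])
    return (K@(q/q[2]))[:2]
E
```

```text
(no output)
```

View pics/topc.png

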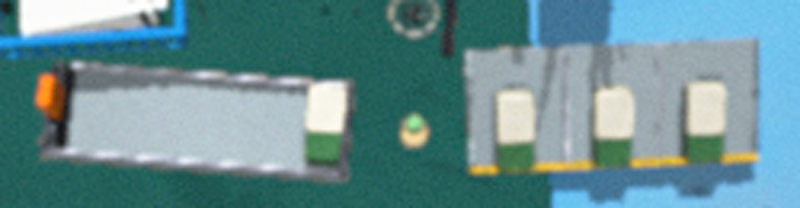

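View pics/scenec.png

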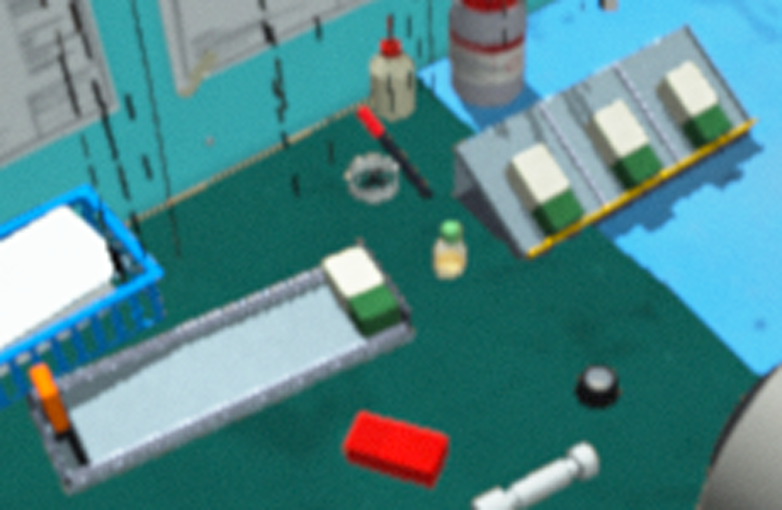

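Top crop: tray corners at (57,63), (43,158), (352,80) and (347,180); bin lip from (470,172) to (757,157); bin back edge from (467,50) to (757,40). The bar's white/green tops are clear, all with green towards the robot, and the red look-alike is well clear.

```bash
python3 - <<'E'
from h import *
np.set_printoptions(precision=4,suppress=True)
def T(x,y,z): return onplane("top",145+x/3.2,160+y/3.2,z)
for p in [(57,63,.024),(43,158,.024),(352,80,.024),(347,180,.024),(48,95,.084),(470,172,.03),(757,157,.03),(467,50,.07),(757,40,.07),(414,125,.04)]: print(p,T(*p)[:2])
# color masks in both views: white & green bar regions
for n in("top","scene"):
    a=cv2.imread(f"pics/{n}0.png"); h=cv2.cvtColor(a,cv2.COLOR_BGR2HSV)
    for nm,lo,hi in(("white",(15,15,165),(45,90,255)),("green",(40,90,40),(75,255,140)),("orange",(5,180,150),(18,255,255))):
        m=cv2.inRange(h,lo,hi); k,l,s,c=cv2.connectedComponentsWithStats(m)
        for i in range(1,k):
            if 25<s[i,4]<600 and (150<s[i,0]<400): print(n,nm,s[i],c[i])
E
```

```text
(57, 63, 0.024) [0.6773 0.3285]
(43, 158, 0.024) [0.5854 0.3425]
(352, 80, 0.024) [0.6419 0.0493]
(347, 180, 0.024) [0.5455 0.0592]
(48, 95, 0.084) [0.6291 0.3224]
(470, 172, 0.03) [ 0.5442 -0.0557]
(757, 157, 0.03) [ 0.5408 -0.3236]
(467, 50, 0.07) [ 0.6504 -0.0596]
(757, 40, 0.07) [ 0.6422 -0.3268]
(414, 125, 0.04) [ 0.5902 -0.0065]
top white [360 185  12  17 181] [365.116  193.2541]
top white [241 187  12  15  48] [248.7708 196.1667]
top white [331 187  12  16 179] [336.2905 194.648 ]
top white [300 188  12  17 193] [305.4611 196.1036]
top white [270 200   9   6  31] [273.9677 202.4839]
top white [279 254   7   7  35] [281.8857 257.0571]
top white [250 324  16  26 120] [254.9833 334.0167]
top white [255 351  10  17  45] [259.5333 361.2667]
top white [301 374  24  46 320] [314.6438 397.0219]
top white [263 378  17  28 162] [270.784  392.2593]
top green [241 202  10   9  65] [245.1385 205.9385]
top green [360 203  11   7  67] [364.7463 205.9851]
top green [331 204  11   8  65] [336.0308 207.5231]
top green [301 206  10   8  74] [305.6486 209.3784]
top orange [157 184   5  10  44] [159.1818 188.5682]
top orange [352 258  22   7  87] [362.1379 261.046 ]
scene white [333 112  27  17 125] [346.176 119.824]
scene white [239 157  12   6  47] [244.2128 159.617 ]
scene white [327 163  14  11  37] [332.4865 169.    ]
scene white [305 174  15  12  45] [311.8444 180.1333]
scene white [281 187  16  12  41] [287.6341 193.8293]
scene green [331 171  14  12  98] [337.6633 176.8061]
scene green [310 183  14  13 103] [317.0485 188.8447]
scene green [287 196  14  13 110] [293.8545 202.2545]
scene green [233 224  15  15 105] [239.8381 232.0476]
scene orange [365 210  16  14  66] [372.2727 217.3939]
```

```bash
cat >> h.py <<'E'
from scipy.spatial.transform import Rotation as Ro
def pose(yaw,tilt=0): return Ro.from_euler('xyz',[np.pi,0,0])*Ro.from_euler('y',tilt) if yaw is None else Ro.from_euler('z',yaw)*Ro.from_euler('x',np.pi)*Ro.from_euler('y',tilt)
def plan(wps,start=None):
    """wps: (pos,yaw,tilt,rows); prints per-row tool-frame steps; rows grouped"""
    s=get_state(); p,R=(s["eef_pos"],Ro.from_euler('xyz',s["eef_rot"])) if start is None else (np.array(start[0]),pose(*start[1:]))
    print("t",round(s["time"],2),"from",np.round(p,4))
    for q,y,ti,n in wps:
        G=pose(y,ti); w=(R.inv()*G).as_rotvec()/n/0.1; d=(np.array(q)-p)/n
        print("->",np.round(q,4),"mm/row",round(np.linalg.norm(d)*1e3,1))
        L=[]
        for i in range(n):
            L.append((np.round(R.inv().apply(d)/0.2,3)).tolist()); R=R*Ro.from_rotvec(w*0.1)
        print("  t",L if np.abs(w).max()>.01 else L[0],"w",np.round(w,2),"rows",n); p=np.array(q);R=G
E
python3 - <<'E'
from h import *
plan([((.335,-.34,.25),-.02,0,10),((.48,-.19,.25),-.02,0,5)])
E
```

```text
t 0.1 from [ 0.1705 -0.4961  0.1901]
-> [ 0.335 -0.34   0.25 ] mm/row 23.5
  t [[0.103, -0.047, -0.03], [0.101, -0.051, -0.03], [0.1, -0.054, -0.03], [0.098, -0.058, -0.03], [0.096, -0.061, -0.03], [0.093, -0.064, -0.03], [0.091, -0.068, -0.03], [0.089, -0.071, -0.03], [0.086, -0.074, -0.03], [0.083, -0.077, -0.03]] w [-0.    0.    0.35] rows 10
-> [ 0.48 -0.19  0.25] mm/row 41.7
  t [0.142, -0.153, -0.0] w [0. 0. 0.] rows 5
```

Call:
carry_out:
  steps:
    - {"tx": 0.103,"ty": -0.047,"tz": -0.03,"wz": 0.35}
    - {"tx": 0.101,"ty": -0.051,"tz": -0.03,"wz": 0.35}
    - {"tx": 0.1,"ty": -0.054,"tz": -0.03,"wz": 0.35}
    - {"tx": 0.098,"ty": -0.058,"tz": -0.03,"wz": 0.35}
    - {"tx": 0.096,"ty": -0.061,"tz": -0.03,"wz": 0.35}
  claw: 0.04
  squeeze: 15

```text
validation failed for argument at $.st...
```

Call:
carry_out:
  steps:
    - {"tx": 0.093,"ty": -0.064,"tz": -0.03,"wz": 0.35}
    - {"tx": 0.091,"ty": -0.068,"tz": -0.03,"wz": 0.35}
    - {"tx": 0.089,"ty": -0.071,"tz": -0.03,"wz": 0.35}
    - {"tx": 0.086,"ty": -0.074,"tz": -0.03,"wz": 0.35}
    - {"tx": 0.083,"ty": -0.077,"tz": -0.03,"wz": 0.35}

```text
validation failed for argument at $.st...
```

Call:
carry_out:
  steps:
    - {"tx": 0.142,"ty": -0.145}
    - {"tx": 0.142,"ty": -0.145}
    - {"tx": 0.142,"ty": -0.145}
    - {"tx": 0.142,"ty": -0.145}
    - {"tx": 0.142,"ty": -0.145}

```text
validation failed for argument at $.st...
```

```bash
python3 - <<'E'
from h import *
s=get_state();print(s["time"],s["eef_pos"],s["eef_rot"],s["gripper_width"],s["joint_velocities"].round(2))
c=get_calibration("wrist"); a=capture("wrist"); cv2.imwrite("pics/w1.png",a[:,:,::-1]); np.savez("w1.npz",**c); print(c)
s=get_state();print(s["time"],s["eef_pos"])
E
```

```text
0.1 [ 0.17046463 -0.49612774  0.19012847] [-3.14026427e+00 -2.00113777e-04  3.30774650e-01] 1.0039542080164072 [ 0. -0. -0. -0. -0. -0.]
{'K': array([[325.1922621 ,   0.        , 277.74128697],
       [  0.        , 325.1922621 , 213.3369566 ],
       [  0.        ,   0.        ,   1.        ]]), 'R': array([[ 0.32443705, -0.94590551, -0.00183263],
       [-0.89938598, -0.30908023,  0.30915087],
       [-0.29299395, -0.09865175, -0.95101124]]), 't': array([-0.52485718, -0.0389886 ,  0.3928831 ])}
0.15 [ 0.17044012 -0.49619598  0.19020877]
```

View pics/w1.png

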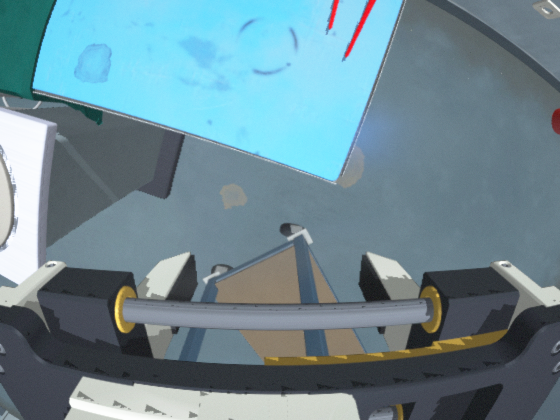

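The moves were refused, so this wrist picture only shows the start position: bench edge ahead and fingers at about (175,285) and (385,280). I'll retry with all six numbers per row.

Call:
carry_out:
  steps:
    - {"tx": 0.103,"ty": -0.047,"tz": -0.03,"wx": 0,"wy": 0,"wz": 0.35}
    - {"tx": 0.101,"ty": -0.051,"tz": -0.03,"wx": 0,"wy": 0,"wz": 0.35}
    - {"tx": 0.1,"ty": -0.054,"tz": -0.03,"wx": 0,"wy": 0,"wz": 0.35}
    - {"tx": 0.098,"ty": -0.058,"tz": -0.03,"wx": 0,"wy": 0,"wz": 0.35}
    - {"tx": 0.096,"ty": -0.061,"tz": -0.03,"wx": 0,"wy": 0,"wz": 0.35}
  claw: 0.04
  squeeze: 15

```text
time: 0.57
eef_pos: [0.2534, -0.4174, 0.2208]
eef_rot: [-3.141, 0.0, 0.154]
force: [0.2, -0.8, 0.8]
gripper_width: 0.688
grasp_force: 0.0
```

Call:
carry_out:
  steps:
    - {"tx": 0.093,"ty": -0.064,"tz": -0.03,"wx": 0,"wy": 0,"wz": 0.35}
    - {"tx": 0.091,"ty": -0.068,"tz": -0.03,"wx": 0,"wy": 0,"wz": 0.35}
    - {"tx": 0.089,"ty": -0.071,"tz": -0.03,"wx": 0,"wy": 0,"wz": 0.35}
    - {"tx": 0.086,"ty": -0.074,"tz": -0.03,"wx": 0,"wy": 0,"wz": 0.35}
    - {"tx": 0.083,"ty": -0.077,"tz": -0.03,"wx": 0,"wy": 0,"wz": 0.35}

```text
time: 0.98
eef_pos: [0.3356, -0.3392, 0.2508]
eef_rot: [-3.141, 0.0, -0.021]
force: [-0.6, -1.1, 0.0]
gripper_width: 0.483
grasp_force: 0.0
```

Call:
carry_out:
  steps:
    - {"tx": 0.142,"ty": -0.145,"tz": 0,"wx": 0,"wy": 0,"wz": 0}
    - {"tx": 0.142,"ty": -0.145,"tz": 0,"wx": 0,"wy": 0,"wz": 0}
    - {"tx": 0.142,"ty": -0.145,"tz": 0,"wx": 0,"wy": 0,"wz": 0}
    - {"tx": 0.142,"ty": -0.145,"tz": 0,"wx": 0,"wy": 0,"wz": 0}
    - {"tx": 0.142,"ty": -0.145,"tz": 0,"wx": 0,"wy": 0,"wz": 0}

```text
time: 1.4
eef_pos: [0.4808, -0.1962, 0.2506]
eef_rot: [3.142, 0.0, -0.019]
force: [1.1, -0.7, -0.2]
gripper_width: 0.485
grasp_force: 0.0
```

```bash
python3 - <<'E'
from h import *
s=get_state();print(s["time"],s["eef_pos"],s["eef_rot"],s["gripper_width"],s["joint_velocities"].round(2))
capture("wrist")
c=get_calibration("wrist"); a=capture("wrist"); cv2.imwrite("pics/w2.png",a[:,:,::-1]); np.savez("w2.npz",**c)
s=get_state();print(s["time"],s["eef_pos"])
E
```

```text
1.4 [ 0.48075306 -0.19622538  0.25060703] [ 3.14158750e+00  2.59866268e-04 -1.93773594e-02] 0.48549995424854153 [ 0.94  0.35 -0.48 -0.    0.13  0.93]
1.5 [ 0.48278317 -0.19351962  0.25020203]
```

View pics/w2.png

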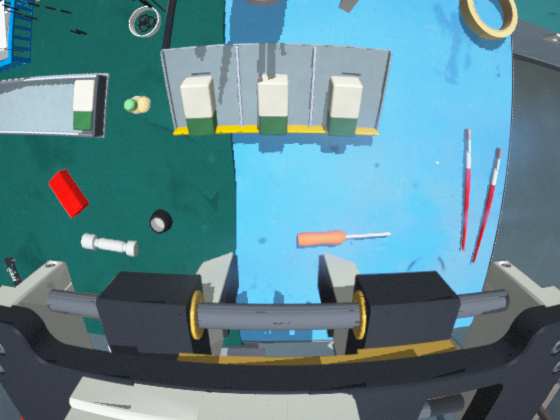

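Wrist view: bars at x of about 198, 273 and 345, with the white/green split at y of about 115; lip from (174,133) to (378,134); back edge from (163,50) to (390,53). Now a magnified crop for exact edges.

```bash
python3 - <<'E'
from h import *
a=cv2.imread("pics/w2.png"); b=a[40:145,155:400]
cv2.imwrite("pics/w2c.png",cv2.resize(b,None,fx=3.2,fy=3.2,interpolation=cv2.INTER_CUBIC))
c=dict(np.load("w2.npz")); print("cam",-c["R"].T@c["t"])
h=cv2.cvtColor(a,cv2.COLOR_BGR2HSV)
for nm,lo,hi in(("white",(15,10,120),(45,90,255)),("green",(40,90,40),(80,255,140)),("yellow",(20,150,150),(32,255,255))):
    m=cv2.inRange(h,lo,hi); k,l,s,ce=cv2.connectedComponentsWithStats(m)
    for i in range(1,k):
        if s[i,4]>150 and s[i,1]<140 and s[i,0]<400: print(nm,s[i],ce[i].round(1))
E
```

```text
cam [ 0.56893338 -0.193647    0.44519091]
white [ 258   74   30   43 1131] [272.6  95.9]
white [ 180   76   35   42 1164] [197.8  97.6]
white [330  76  33  41 981] [344.7  95.4]
white [131  96  19  18 212] [141.7 103.9]
green [187 116  29  20 463] [201.3 126.7]
green [260 117  27  17 438] [272.6 125.1]
yellow [216 126  43   7 283] [236.4 129.1]
yellow [287 126  38   7 222] [304.9 129. ]
```

View pics/w2c.png

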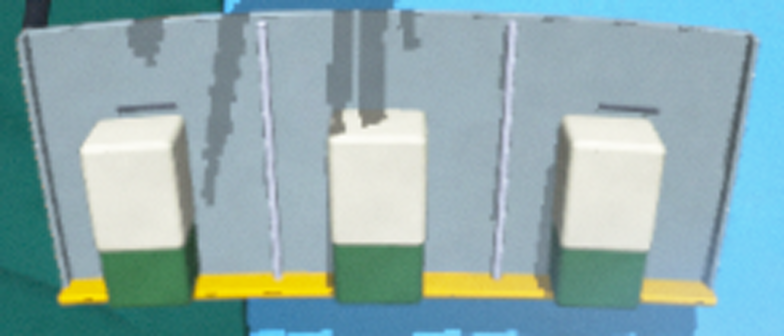

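```bash
python3 - <<'E'
from h import *
np.set_printoptions(precision=4,suppress=True)
c=dict(np.load("w2.npz"))
def P(x,y): return 155+x/3.2,40+y/3.2
for x,y,z in[(22,35,.07),(752,35,.07),(62,300,.025),(715,300,.025)]: print(onplane("wrist",*P(x,y),z,c))
t=np.tan(np.radians(28))
def onslope(u,v,x0,yaw,h):
    o,d=ray("wrist",u,v,c); ex=np.array([np.cos(yaw),np.sin(yaw)])
    # z = .018+h/cos + (ex.(p-p0)+.055)*t
    k=.018+h/np.cos(np.radians(28))+.055*t
    f=lambda p:p[2]-k-(ex@(p[:2]-np.array(x0)))*t
    a=f(o); b=f(o+d)-a; return o-d*a/b
x0=(.594,-.191);yaw=-.02
for nm,pts in dict(L=[(83,150),(183,143),(97,250),(190,245),(106,302),(195,298)],M=[(330,138),(426,138),(333,243),(424,243),(336,302),(422,302)],R=[(563,148),(662,153),(556,248),(648,250),(556,303),(640,305)]).items():
    Q=np.array([onslope(*P(*p),x0,yaw,.028) for p in pts]); m=[(Q[i]+Q[i+1])/2 for i in(0,2,4)]
    print(nm,"mids",np.array(m).round(4).tolist(),"widths",[np.linalg.norm(Q[i]-Q[i+1]).round(4) for i in(0,2,4)],"len",np.linalg.norm(m[0]-m[1]).round(4),np.linalg.norm(m[2]-m[1]).round(4))
# tray corners from wrist: fence top
E
```

```text
[ 0.6505 -0.057   0.07  ]
[ 0.6457 -0.3245  0.07  ]
[ 0.5463 -0.0543  0.025 ]
[ 0.5421 -0.3244  0.025 ]
L mids [[0.6026, -0.102, 0.0826], [0.5662, -0.0998, 0.0632], [0.5457, -0.0989, 0.0523]] widths [np.float64(0.0364), np.float64(0.0358), np.float64(0.0353)] len 0.0413 0.0232
M mids [[0.6013, -0.1875, 0.0828], [0.5644, -0.1867, 0.0632], [0.5418, -0.1863, 0.0512]] widths [np.float64(0.0327), np.float64(0.0329), np.float64(0.0323)] len 0.0418 0.0255
R mids [[0.5978, -0.2687, 0.0818], [0.5624, -0.2687, 0.063], [0.5411, -0.2696, 0.0517]] widths [np.float64(0.0352), np.float64(0.0345), np.float64(0.0327)] len 0.0401 0.0242
```

The magnified crop shows the bars' top edges clearly. All three sit slightly off the lip's bottom, resting on its upper edge, and the right bar is about 9 mm off its lane centre. The underside centres are about x 0.584, z 0.0415, with y = -0.100, -0.187 and -0.269.

```bash
cat >> h.py <<'E'
N28=np.array([-.4695,0,.8829]); TI=np.radians(28)
def above(under,h): return np.array(under)+h*N28
E
python3 - <<'E'
from h import *
u=(.584,-.1005,.0415)
plan([(above(u,.065),-.05,TI,5),(above(u,.004),-.05,TI,5)])
E
```

```text
t 1.5 from [ 0.4828 -0.1935  0.2502]
-> [ 0.5535 -0.1005  0.0989] mm/row 38.2
  t [[0.069, -0.094, 0.152], [0.054, -0.094, 0.157], [0.037, -0.095, 0.162], [0.021, -0.096, 0.164], [0.004, -0.096, 0.165]] w [-0.02  0.98  0.07] rows 5
-> [ 0.5821 -0.1005  0.045 ] mm/row 12.2
  t [-0.0, -0.001, 0.061] w [0. 0. 0.] rows 5
```

Call:
carry_out:
  steps:
    - {"tx": 0.069,"ty": -0.094,"tz": 0.152,"wx": 0,"wy": 0.98,"wz": 0.06}
    - {"tx": 0.054,"ty": -0.094,"tz": 0.157,"wx": 0,"wy": 0.98,"wz": 0.06}
    - {"tx": 0.037,"ty": -0.095,"tz": 0.162,"wx": 0,"wy": 0.98,"wz": 0.06}
    - {"tx": 0.021,"ty": -0.096,"tz": 0.164,"wx": 0,"wy": 0.98,"wz": 0.06}
    - {"tx": 0.004,"ty": -0.096,"tz": 0.165,"wx": 0,"wy": 0.98,"wz": 0.06}
  claw: 0.07

```text
time: 1.92
eef_pos: [0.5445, -0.1118, 0.1122]
eef_rot: [-3.132, -0.45, -0.045]
force: [2.6, 1.9, -1.0]
gripper_width: 0.461
grasp_force: 0.0
```

Call:
carry_out:
  steps:
    - {"tx": 0,"ty": 0,"tz": 0,"wx": 0,"wy": 0,"wz": 0}
    - {"tx": 0,"ty": 0,"tz": 0.03,"wx": 0,"wy": 0,"wz": 0}
    - {"tx": 0,"ty": 0,"tz": 0.03,"wx": 0,"wy": 0,"wz": 0}
    - {"tx": 0,"ty": 0,"tz": 0.03,"wx": 0,"wy": 0,"wz": 0}
    - {"tx": 0,"ty": 0,"tz": 0.0,"wx": 0,"wy": 0,"wz": 0}

```text
time: 2.33
eef_pos: [0.5547, -0.1129, 0.0972]
eef_rot: [-3.13, -0.448, -0.044]
force: [-0.8, 0.8, -1.0]
gripper_width: 0.46
grasp_force: 0.0
```

```bash
python3 - <<'E'
from h import *
c=get_calibration("wrist"); a=capture("wrist"); cv2.imwrite("pics/w3.png",a[:,:,::-1]); np.savez("w3.npz",**c)
s=get_state();print(s["time"],s["eef_pos"],s["eef_rot"],s["gripper_width"])
u=(.584,-.1005,.0415)
plan([(above(u,.004),-.05,TI,5)])
E
```

```text
2.3833 [ 0.55422106 -0.11259592  0.09719182] [-3.12989801 -0.44754544 -0.04398791] 0.46309282188719975
t 2.38 from [ 0.5542 -0.1126  0.0972]
-> [ 0.5821 -0.1005  0.045 ] mm/row 12.1
  t [[0.002, -0.013, 0.059], [0.002, -0.013, 0.059], [0.001, -0.013, 0.059], [0.001, -0.013, 0.059], [0.0, -0.013, 0.059]] w [-0.03  0.08  0.01] rows 5
```

View pics/w3.png

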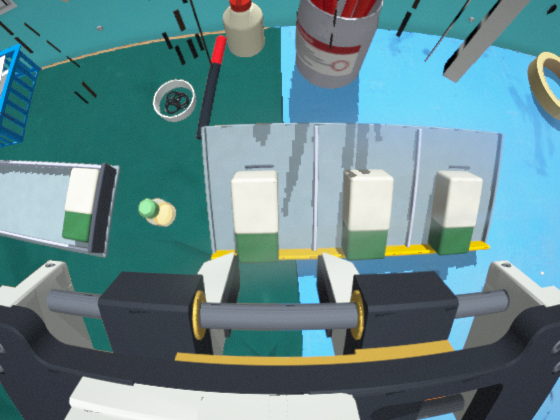

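The wrist view from the tilted pose shows the left bar's white/green split at (235-277, 232), the vial at (157,211) and the fingers at (215,275) and (338,275). I'll cross-check the bar's y, then descend.

```bash
python3 - <<'E'
from h import *
c=dict(np.load("w3.npz"))
for z in(.062,.066):
  for n,p in dict(L=(255.8,232),Lt=(254,179),M=(366,232),R=(456,227)).items(): print(n,onplane("wrist",*p,z if n!="Lt" else z+.018,c).round(4))
plan([((.5821,-.1005,.045),-.05,TI,8)])
E
```

```text
L [ 0.5662 -0.0968  0.062 ]
Lt [ 0.6033 -0.098   0.08  ]
M [ 0.5624 -0.1823  0.062 ]
R [ 0.5621 -0.264   0.062 ]
L [ 0.5658 -0.0971  0.066 ]
Lt [ 0.6023 -0.0983  0.084 ]
M [ 0.5621 -0.1812  0.066 ]
R [ 0.5618 -0.2616  0.066 ]
t 2.38 from [ 0.5542 -0.1126  0.0972]
-> [ 0.5821 -0.1005  0.045 ] mm/row 7.5
  t [[0.001, -0.008, 0.037], [0.001, -0.008, 0.037], [0.001, -0.008, 0.037], [0.001, -0.008, 0.037], [0.0, -0.008, 0.037], [0.0, -0.008, 0.037], [0.0, -0.008, 0.037], [-0.0, -0.008, 0.037]] w [-0.02  0.05  0.01] rows 8
```

Call:
carry_out:
  steps:
    - {"tx": 0.001,"ty": -0.022,"tz": 0.02,"wx": 0,"wy": 0.1,"wz": 0}
    - {"tx": 0.001,"ty": -0.022,"tz": 0.02,"wx": 0,"wy": 0.1,"wz": 0}
    - {"tx": 0.001,"ty": -0.022,"tz": 0.02,"wx": 0,"wy": 0.1,"wz": 0}
    - {"tx": 0.001,"ty": 0,"tz": 0.02,"wx": 0,"wy": 0.1,"wz": 0}
    - {"tx": 0.001,"ty": 0,"tz": 0.02,"wx": 0,"wy": 0,"wz": 0}

```text
time: 2.8
eef_pos: [0.5638, -0.0987, 0.0797]
eef_rot: [-3.129, -0.488, -0.044]
force: [-0.1, 0.1, 0.7]
gripper_width: 0.465
grasp_force: 0.0
```

Call:
carry_out:
  steps:
    - {"tx": 0,"ty": 0,"tz": 0.05,"wx": 0,"wy": 0,"wz": 0}
    - {"tx": 0,"ty": 0,"tz": 0.05,"wx": 0,"wy": 0,"wz": 0}
    - {"tx": 0,"ty": 0,"tz": 0.05,"wx": 0,"wy": 0,"wz": 0}
    - {"tx": 0,"ty": 0,"tz": 0.04,"wx": 0,"wy": 0,"wz": 0}
    - {"tx": 0,"ty": 0,"tz": 0,"wx": 0,"wy": 0,"wz": 0}

```text
time: 3.22
eef_pos: [0.5817, -0.0991, 0.0449]
eef_rot: [-3.128, -0.486, -0.045]
force: [-0.6, -0.1, 0.1]
gripper_width: 0.463
grasp_force: 0.0
```

Close and lift along the normal.

Call:
carry_out:
  steps:
    - {"tx": 0,"ty": 0,"tz": 0,"wx": 0,"wy": 0,"wz": 0}
    - {"tx": 0,"ty": 0,"tz": 0,"wx": 0,"wy": 0,"wz": 0}
    - {"tx": 0,"ty": 0,"tz": 0,"wx": 0,"wy": 0,"wz": 0}
    - {"tx": 0,"ty": 0,"tz": 0,"wx": 0,"wy": 0,"wz": 0}
    - {"tx": 0,"ty": 0,"tz": 0,"wx": 0,"wy": 0,"wz": 0}
  claw: 1
  squeeze: 20

```text
time: 3.63
eef_pos: [0.5812, -0.099, 0.0461]
eef_rot: [-3.129, -0.487, -0.045]
force: [-0.0, -0.3, 0.3]
gripper_width: 0.153
grasp_force: 0.0
```

Call:
carry_out:
  steps:
    - {"tx": 0,"ty": 0,"tz": -0.03,"wx": 0,"wy": 0,"wz": 0}
    - {"tx": 0,"ty": 0,"tz": -0.08,"wx": 0,"wy": 0,"wz": 0}
    - {"tx": 0,"ty": 0,"tz": -0.12,"wx": 0,"wy": 0,"wz": 0}
    - {"tx": 0,"ty": 0,"tz": -0.12,"wx": 0,"wy": 0,"wz": 0}
    - {"tx": 0,"ty": 0,"tz": -0.12,"wx": 0,"wy": 0,"wz": 0}

```text
time: 4.05
eef_pos: [0.536, -0.0981, 0.1296]
eef_rot: [-3.129, -0.486, -0.045]
force: [0.0, -0.6, 0.1]
gripper_width: 0.009
grasp_force: 0.0
```

```bash
python3 - <<'E'
from h import *
c=get_calibration("wrist"); a=capture("wrist"); cv2.imwrite("pics/w4.png",a[:,:,::-1])
s=get_state();print(s["grasp_force"],s["gripper_width"])
plan([((.57,.06,.19),-.13,0,10),((.57,.12,.19),-.13,0,5)])
E
```

```text
0.0 0.005131966451082489
t 4.1 from [ 0.5365 -0.0985  0.1336]
-> [0.57 0.06 0.19] mm/row 17.2
  t [[0.025, -0.08, -0.018], [0.023, -0.08, -0.019], [0.022, -0.08, -0.021], [0.02, -0.08, -0.022], [0.018, -0.081, -0.023], [0.016, -0.081, -0.024], [0.014, -0.081, -0.025], [0.012, -0.081, -0.026], [0.01, -0.081, -0.027], [0.008, -0.081, -0.028]] w [-0.03 -0.49  0.09] rows 10
-> [0.57 0.12 0.19] mm/row 12.0
  t [-0.008, -0.059, -0.0] w [0. 0. 0.] rows 5
```

```bash
python3 - <<'E'
from h import *
c2,c3=dict(np.load("w2.npz")),dict(np.load("w3.npz"))
def tri(a,b):
    (o1,d1),(o2,d2)=ray("wrist",*a,c2),ray("wrist",*b,c3); d1/=np.linalg.norm(d1);d2/=np.linalg.norm(d2)
    A=sum(np.eye(3)-np.outer(d,d) for d in(d1,d2)); B=sum((np.eye(3)-np.outer(d,d))@o for o,d in((o1,d1),(o2,d2)))
    return np.linalg.solve(A,B).round(4)
P=lambda x,y:(155+x/3.2,40+y/3.2)
print("cam3",-c3["R"].T@c3["t"])
print("L split",tri(P(143.5,247.5),(255.8,232)),"M split",tri(P(378.5,243),(366,231)),"R",tri(P(602,249),(456,227)))
print("ridge",tri(P(22,35),(203,127)),tri(P(752,35),(502,132)),"lip",tri(P(62,300),(213,257)),tri(P(715,300),(490,248)))
print("tcp in w3",project("wrist",np.array([.5542,-.1126,.0972]),c3))
for n in("L","M"):
    u={"L":(199.2,209.3),"M":(0,0)}
# top-cam & scene cam of whole-bar: split on top: L
def tri2(p,q):
    (o1,d1),(o2,d2)=ray("top",*p),ray("scene",*q); d1/=np.linalg.norm(d1);d2/=np.linalg.norm(d2)
    A=sum(np.eye(3)-np.outer(d,d) for d in(d1,d2)); B=sum((np.eye(3)-np.outer(d,d))@o for o,d in((o1,d1),(o2,d2)))
    return np.linalg.solve(A,B).round(4)
print("top/scene L split",tri2((145+517/3.2,160+142/3.2),(130+551/3.4,140+205/3.4)))
E
```

```text
cam3 [ 0.54665379 -0.11557387  0.30919096]
L split [ 0.5666 -0.0962  0.049 ] M split [ 0.5641 -0.1864  0.0467] R [ 0.5625 -0.2709  0.0506]
ridge [ 0.6501 -0.0576  0.0726] [ 0.6443 -0.322   0.0771] lip [ 0.5475 -0.0581  0.0373] [ 0.5416 -0.3227  0.0308]
tcp in w3 [276.31126362 245.25028148]
top/scene L split [ 0.5702 -0.1003  0.0347]
```

View pics/w4.png

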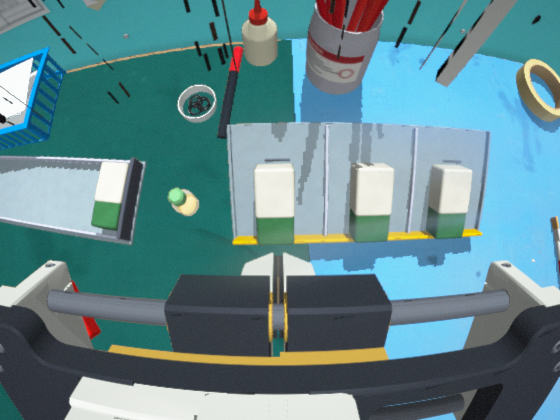

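w4 shows the grasp came up empty: the fingers are shut at (277,265) and the left bar is still in its lane at (275,205). Before retrying I need to know whether the bar height or the TCP was wrong, so I'll compare the TCP and bin points in all cameras.

```bash
python3 - <<'E'
from h import *
s=get_state(); tcp=s["eef_pos"]; print(s["time"],tcp)
c4=get_calibration("wrist"); np.savez("w4.npz",**c4)
ims={n:capture(n)[:,:,::-1].copy() for n in("top","scene")}; ims["wrist"]=cv2.imread("pics/w4.png")
for n in ims: cv2.imwrite(f"pics/{n}_5.png",ims[n])
pts=dict(tcp=tcp,lug=0)
x0=np.array([.596,-.190,0]); Rz=Ro.from_euler('z',-.017)
B=lambda x,y,z:x0+Rz.apply([x,y,z])
n=np.array([-.4695,0,.8829]); sl=np.array([.8829,0,.4695])
marks=[(tcp,(0,0,255)),(B(.055,.135,.07),(255,0,255)),(B(.055,-.135,.07),(255,0,255)),(B(-.055,.135,.018),(255,0,255)),(B(-.055,-.135,.018),(255,0,255)),(np.array([.582,-.099,.0435]),(0,255,255)),(np.array([.571,-.099,.0665]),(255,255,0))]
out=np.zeros((600,800,3),np.uint8)
for (nm,(x,y,w,h),(X,Y),k) in[("top",(270,150,100,75),(0,0),4),("scene",(250,140,100,75),(400,0),4),("wrist",(120,100,400,150),(0,300),2)]:
    im=ims[nm][y:y+h,x:x+w]; im=cv2.resize(im,None,fx=k,fy=k,interpolation=cv2.INTER_CUBIC)
    for p,col in marks:
        q=(project(nm,p,c4 if nm=="wrist" else None)+.5-np.array([x,y]))*k; cv2.circle(im,tuple(int(v) for v in q),3,col,1)
    out[Y:Y+im.shape[0],X:X+im.shape[1]]=im
cv2.imwrite("pics/cmp.png",out)
E
```

```text
4.1 [ 0.53645603 -0.09846075  0.13357926]
```

View pics/cmp.png

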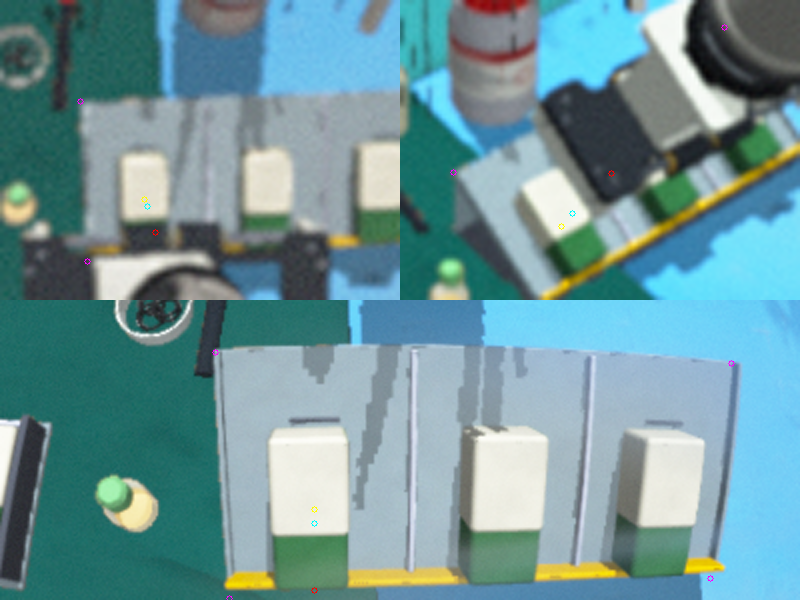

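Ridge corners line up in every view, so the pose and bin estimates are sound. In the wrist view the real fingertips (y about 253) lie short of the projected TCP (y about 245). I'll quantify this from the finger pixels.

```bash
python3 - <<'E'
from h import *
c=dict(np.load("w4.npz")); s=get_state(); p=s["eef_pos"]; R=Ro.from_euler('xyz',s["eef_rot"])
for x in(-.0095,0,.0095): print(x,[project("wrist",p+R.apply([x,0,-d]),c).round(1).tolist() for d in(0,.01,.02,.03)])
a=cv2.imread("pics/w4.png"); 
for x in(255,265,272,290): print(x,[int(v) for v in a[240:276:2,x].mean(1)])
print(s["eef_rot"], s["joint_positions"].round(3))
E
```

```text
-0.0095 [[276.9, 256.3], [276.9, 263.0], [276.9, 270.3], [276.8, 278.2]]
0 [[276.9, 243.4], [276.9, 249.6], [276.8, 256.4], [276.8, 263.9]]
0.0095 [[276.9, 230.0], [276.9, 235.7], [276.8, 242.0], [276.8, 248.9]]
255 [152, 153, 120, 94, 98, 94, 95, 94, 95, 118, 224, 227, 225, 225, 226, 225, 226, 221]
265 [112, 107, 96, 97, 98, 101, 101, 118, 225, 227, 226, 225, 224, 225, 225, 226, 227, 221]
272 [112, 111, 101, 104, 102, 99, 155, 224, 223, 221, 222, 220, 208, 202, 199, 201, 186, 189]
290 [115, 111, 99, 108, 107, 111, 109, 131, 224, 226, 226, 227, 226, 226, 227, 229, 228, 226]
[-3.13104203 -0.49016865 -0.04430181] [-0.452  0.216  2.032  0.438  0.481  0.813]
```

Call:
carry_out:
  steps:
    - {"tx": 0,"ty": 0,"tz": 0,"wx": 0,"wy": 0,"wz": 0}
    - {"tx": 0,"ty": 0,"tz": 0,"wx": 0,"wy": 0,"wz": 0}
    - {"tx": 0,"ty": 0,"tz": 0.06,"wx": 0,"wy": 0,"wz": 0}
    - {"tx": 0,"ty": 0,"tz": 0.1,"wx": 0,"wy": 0,"wz": 0}
    - {"tx": 0,"ty": 0,"tz": 0.1,"wx": 0,"wy": 0,"wz": 0}
  claw: 0.07

```text
time: 4.62
eef_pos: [0.5617, -0.0986, 0.0814]
eef_rot: [-3.129, -0.486, -0.045]
force: [1.0, 0.3, 0.2]
gripper_width: 0.317
grasp_force: 0.0
```

Call:
carry_out:
  steps:
    - {"tx": 0,"ty": 0,"tz": 0.07,"wx": 0,"wy": 0,"wz": 0}
    - {"tx": 0,"ty": 0,"tz": 0.06,"wx": 0,"wy": 0,"wz": 0}
    - {"tx": 0,"ty": 0,"tz": 0.05,"wx": 0,"wy": 0,"wz": 0}
    - {"tx": 0,"ty": 0,"tz": 0.03,"wx": 0,"wy": 0,"wz": 0}
    - {"tx": 0,"ty": 0,"tz": 0,"wx": 0,"wy": 0,"wz": 0}

```text
time: 5.03
eef_pos: [0.5805, -0.0984, 0.0432]
eef_rot: [-3.127, -0.483, -0.045]
force: [-0.4, -0.0, 0.4]
gripper_width: 0.469
grasp_force: 0.0
```

Call:
carry_out:
  steps:
    - {"tx": 0,"ty": 0,"tz": 0.02,"wx": 0,"wy": 0,"wz": 0}
    - {"tx": 0,"ty": 0,"tz": 0.02,"wx": 0,"wy": 0,"wz": 0}
    - {"tx": 0,"ty": 0,"tz": 0.01,"wx": 0,"wy": 0,"wz": 0}
    - {"tx": 0,"ty": 0,"tz": 0,"wx": 0,"wy": 0,"wz": 0}
    - {"tx": 0,"ty": 0,"tz": 0,"wx": 0,"wy": 0,"wz": 0}

```text
time: 5.45
eef_pos: [0.5861, -0.0995, 0.0381]
eef_rot: [-3.127, -0.485, -0.045]
force: [0.4, -0.4, -0.3]
gripper_width: 0.468
grasp_force: 0.0
```

Call:
carry_out:
  steps:
    - {"tx": 0,"ty": 0,"tz": 0.015,"wx": 0,"wy": 0,"wz": 0}
    - {"tx": 0,"ty": 0,"tz": 0.015,"wx": 0,"wy": 0,"wz": 0}
    - {"tx": 0,"ty": 0,"tz": 0.01,"wx": 0,"wy": 0,"wz": 0}
    - {"tx": 0,"ty": 0,"tz": 0,"wx": 0,"wy": 0,"wz": 0}
    - {"tx": 0,"ty": 0,"tz": 0,"wx": 0,"wy": 0,"wz": 0}

```text
time: 5.87
eef_pos: [0.5903, -0.1004, 0.0326]
eef_rot: [-3.124, -0.482, -0.045]
force: [0.1, -0.2, -0.2]
gripper_width: 0.46
grasp_force: 0.0
```

```bash
python3 - <<'E'
from h import *
c=get_calibration("wrist"); a=capture("wrist"); cv2.imwrite("pics/w6.png",a[:,:,::-1]);np.savez("w6.npz",**c)
h=cv2.cvtColor(a,cv2.COLOR_RGB2HSV)
for nm,lo,hi in(("white",(15,10,120),(45,90,255)),("green",(40,90,40),(80,255,140)),("yellow",(20,150,150),(32,255,255))):
    m=cv2.inRange(h,lo,hi); k,l,s,ce=cv2.connectedComponentsWithStats(m)
    for i in range(1,k):
        if s[i,4]>150 and s[i,1]<300: print(nm,s[i],ce[i].round(1))
s=get_state(); print(s["eef_pos"],s["force"],project("wrist",s["eef_pos"],c))
E
```

```text
white [ 226    0   50   52 2145] [251.8  23.2]
white [ 30 191  40  57 264] [ 59.1 223.6]
white [ 383  197   71   79 3823] [420.1 236.2]
white [ 497  196   53   72 2279] [525.2 230.9]
white [ 236  198   66   87 4905] [269.4 243.1]
white [129 231  36  35 697] [149.7 249. ]
green [244 285  56  19 918] [271.8 294.2]
[ 0.59022597 -0.10033653  0.03263655] [-0.61639049 -0.52989093  0.18884331] [276.65405476 244.61057004]
```

Call:
carry_out:
  steps:
    - {"tx": 0,"ty": 0,"tz": 0.01,"wx": 0,"wy": 0,"wz": 0}
    - {"tx": 0,"ty": 0,"tz": 0.01,"wx": 0,"wy": 0,"wz": 0}
    - {"tx": 0,"ty": 0,"tz": 0,"wx": 0,"wy": 0,"wz": 0}
    - {"tx": 0,"ty": 0,"tz": 0,"wx": 0,"wy": 0,"wz": 0}
    - {"tx": 0,"ty": 0,"tz": 0,"wx": 0,"wy": 0,"wz": 0}

```text
time: 6.33
eef_pos: [0.5924, -0.1008, 0.0301]
eef_rot: [-3.123, -0.481, -0.045]
force: [0.1, -0.1, 0.2]
gripper_width: 0.465
grasp_force: 0.0
```

```bash
python3 - <<'E'
from h import *
a=cv2.imread("pics/w6.png"); h=cv2.cvtColor(a,cv2.COLOR_BGR2HSV)
c=dict(np.load("w6.npz")); s=get_state(); R=Ro.from_euler('xyz',s["eef_rot"])
cam=-c["R"].T@c["t"]; print("cam in tool (at w6)",R.inv().apply(cam-np.array([.5903,-.1004,.0326])))
for y in(205,212,220,235,250,262,275,290): print(y,[tuple(int(q) for q in a[y,x]) for x in range(205,345,10)])
E
```

```text
cam in tool (at w6) [ 0.08444205  0.00050285 -0.19469494]
205 [(111, 106, 94), (195, 186, 165), (195, 185, 164), (196, 185, 166), (223, 234, 234), (224, 234, 235), (226, 236, 236), (227, 237, 236), (226, 236, 237), (224, 233, 235), (199, 190, 164), (145, 137, 121), (151, 142, 124), (200, 189, 168)]
212 [(138, 130, 115), (196, 184, 164), (194, 185, 164), (196, 184, 166), (245, 251, 250), (244, 250, 250), (245, 251, 250), (247, 251, 252), (244, 250, 250), (246, 251, 251), (201, 190, 168), (147, 137, 124), (199, 188, 166), (198, 186, 167)]
220 [(167, 160, 141), (194, 185, 166), (194, 185, 164), (174, 167, 153), (230, 240, 240), (229, 240, 241), (229, 241, 241), (230, 240, 239), (227, 237, 237), (227, 237, 238), (201, 193, 172), (149, 141, 126), (201, 190, 170), (202, 190, 172)]
235 [(195, 183, 163), (192, 183, 163), (192, 181, 162), (192, 183, 165), (231, 240, 240), (228, 238, 238), (226, 236, 237), (226, 235, 236), (224, 234, 234), (225, 234, 235), (201, 197, 179), (166, 162, 150), (196, 190, 169), (198, 190, 169)]
250 [(162, 163, 151), (194, 184, 164), (193, 184, 164), (194, 185, 164)
[... 170 characters left out ...]
]
262 [(180, 190, 169), (230, 237, 232), (230, 237, 232), (96, 98, 93), (223, 233, 233), (222, 232, 232), (220, 230, 230), (223, 234, 233), (225, 234, 234), (225, 235, 235), (197, 193, 172), (195, 189, 172), (206, 215, 208), (232, 237, 232)]
275 [(229, 234, 230), (228, 233, 229), (227, 234, 229), (87, 92, 89), (223, 233, 233), (223, 233, 233), (224, 233, 233), (225, 236, 235), (227, 237, 237), (226, 237, 236), (197, 186, 166), (190, 183, 162), (72, 69, 66), (234, 240, 235)]
290 [(223, 229, 225), (229, 234, 230), (78, 77, 74), (60, 62, 60), (91, 126, 79), (93, 134, 82), (93, 134, 79), (90, 133, 76), (91, 132, 76), (90, 135, 74), (195, 184, 164), (191, 179, 161), (35, 32, 35), (235, 240, 236)]
```

Pixel widths show the fingertips in w6 are only level with the bar's top, since the pads and the bar's top are at about the same depth (170 mm). The bar also lies about 4.5 mm to +y. I'll back off, recentre, straighten and go deeper.

```bash
python3 - <<'E'
from h import *
s=get_state();p=s["eef_pos"]
q=p+.012*N28; q[1]=-.0963
g=q-.034*N28
plan([(q,-.05,TI,5),(g,-.05,TI,5)])
E
```

```text
t 6.33 from [ 0.5924 -0.1008  0.0301]
-> [ 0.5867 -0.0963  0.0407] mm/row 2.6
  t [[-0.0, -0.004, -0.012], [-0.0, -0.004, -0.012], [-0.0, -0.004, -0.012], [-0.0, -0.004, -0.012], [-0.0, -0.004, -0.012]] w [-0.04  0.02  0.01] rows 5
-> [ 0.6027 -0.0963  0.0106] mm/row 6.8
  t [-0.0, -0.001, 0.034] w [0. 0. 0.] rows 5
```

Call:
carry_out:
  steps:
    - {"tx": 0,"ty": 0,"tz": -0.03,"wx": -0.04,"wy": 0.02,"wz": 0}
    - {"tx": 0,"ty": 0,"tz": -0.03,"wx": -0.04,"wy": 0.02,"wz": 0}
    - {"tx": 0,"ty": -0.008,"tz": 0,"wx": -0.04,"wy": 0.02,"wz": 0}
    - {"tx": 0,"ty": -0.008,"tz": 0,"wx": -0.04,"wy": 0.02,"wz": 0}
    - {"tx": 0,"ty": -0.006,"tz": 0,"wx": 0,"wy": 0,"wz": 0}
  claw: 0.03

```text
time: 6.75
eef_pos: [0.5878, -0.0972, 0.0437]
eef_rot: [-3.136, -0.486, -0.044]
force: [0.3, 0.3, 0.9]
gripper_width: 0.482
grasp_force: 0.0
```

Call:
carry_out:
  steps:
    - {"tx": 0,"ty": 0,"tz": 0.025,"wx": 0,"wy": 0,"wz": 0}
    - {"tx": 0,"ty": 0,"tz": 0.025,"wx": 0,"wy": 0,"wz": 0}
    - {"tx": 0,"ty": 0,"tz": 0.025,"wx": 0,"wy": 0,"wz": 0}
    - {"tx": 0,"ty": 0,"tz": 0.025,"wx": 0,"wy": 0,"wz": 0}
    - {"tx": 0,"ty": 0,"tz": 0,"wx": 0,"wy": 0,"wz": 0}

```text
time: 7.17
eef_pos: [0.5987, -0.0998, 0.0293]
eef_rot: [-3.128, -0.477, -0.045]
force: [-0.4, 0.5, 0.5]
gripper_width: 0.484
grasp_force: 0.0
```

```bash
python3 - <<'E'
from h import *
s=get_state(); a=capture("wrist")[:,:,::-1]; cv2.imwrite("pics/w7.png",a)
print(s["eef_pos"],s["eef_rot"],s["force"],s["joint_positions"].round(3))
for y in(240,250,256,262,275,290): print(y,[tuple(int(q) for q in a[y,x]) for x in list(range(215,255,4))+list(range(290,345,5))])
E
```

```text
[ 0.59870056 -0.09981029  0.0293366 ] [-3.12768467 -0.47727441 -0.04505976] [-0.39395437  0.51498895  0.54060874] [-0.392  0.492  1.974  0.651  0.283  0.628]
240 [(192, 183, 158), (193, 183, 163), (195, 187, 168), (192, 185, 166), (195, 187, 168), (194, 187, 168), (210, 223, 223), (229, 239, 239), (228, 239, 238), (226, 237, 237), (224, 233, 234), (224, 234, 234), (220, 229, 229), (200, 196, 177), (198, 189, 171), (161, 157, 143), (198, 191, 172), (200, 191, 171), (198, 189, 169), (199, 190, 173), (201, 193, 173)]
250 [(191, 182, 160), (195, 185, 163), (192, 183, 161), (193, 184, 162), (189, 182, 162), (194, 186, 166), (196, 210, 209), (229, 239, 240), (227, 238, 237), (227, 237, 237), (223, 233, 233), (222, 232, 231), (220, 228, 228), (197, 191, 174), (161, 159, 146), (168, 163, 151), (200, 193, 175), (198, 190, 169), (199, 189, 169), (198, 189, 170), (198, 190, 170)]
256 [(193, 186, 167), (215, 216, 204), (232, 236, 233), (232, 237, 234), (174, 180, 175), (94, 96, 91), (186, 199, 197), (226, 236, 236), (226, 236, 236), (225, 237, 237), (221, 232, 231), (221, 231, 231), (218, 229, 2
[... 487 characters left out ...]
5, 231)]
275 [(229, 234, 231), (230, 235, 231), (229, 234, 230), (104, 107, 104), (94, 101, 95), (89, 93, 92), (185, 183, 170), (219, 229, 230), (225, 233, 233), (225, 235, 234), (226, 237, 236), (228, 237, 238), (223, 234, 233), (199, 189, 170), (197, 190, 170), (200, 190, 167), (61, 64, 64), (70, 69, 66), (153, 158, 154), (233, 238, 235), (233, 239, 234)]
290 [(230, 235, 231), (229, 235, 230), (73, 74, 70), (72, 74, 72), (64, 70, 63), (63, 65, 61), (186, 177, 156), (206, 220, 220), (224, 235, 235), (223, 234, 234), (228, 239, 239), (228, 238, 238), (225, 234, 235), (198, 187, 168), (200, 189, 168), (199, 189, 167), (36, 33, 33), (23, 23, 22), (56, 52, 50), (200, 206, 201), (234, 238, 236)]
```

Joint 5 is at its limit (0.283) at this full tilt, so the tool drifted instead of going down. I'll use half the tilt (14°) for the pick and the opposite 14° for the placing. First back up along the line and re-tilt.

```bash
python3 - <<'E'
from h import *
plan([((.572,-.0963,.084),-.05,TI/2,5),((.5842,-.0963,.035),-.05,TI/2,5)])
E
```

```text
t 7.22 from [ 0.5985 -0.0997  0.0296]
-> [ 0.572  -0.0963  0.084 ] mm/row 12.1
  t [[0.001, -0.003, -0.061], [-0.001, -0.003, -0.061], [-0.004, -0.003, -0.06], [-0.007, -0.002, -0.06], [-0.01, -0.002, -0.06]] w [-0.03 -0.47  0.01] rows 5
-> [ 0.5842 -0.0963  0.035 ] mm/row 10.1
  t [-0.0, -0.001, 0.05] w [0. 0. 0.] rows 5
```

Call:
carry_out:
  steps:
    - {"tx": 0.001,"ty": -0.003,"tz": -0.061,"wx": -0.03,"wy": -0.47,"wz": 0}
    - {"tx": -0.001,"ty": -0.003,"tz": -0.061,"wx": -0.03,"wy": -0.47,"wz": 0}
    - {"tx": -0.004,"ty": -0.003,"tz": -0.06,"wx": -0.03,"wy": -0.47,"wz": 0}
    - {"tx": -0.007,"ty": -0.003,"tz": -0.06,"wx": -0.03,"wy": -0.47,"wz": 0}
    - {"tx": -0.01,"ty": -0.002,"tz": -0.06,"wx": -0.03,"wy": -0.47,"wz": 0}

```text
time: 7.63
eef_pos: [0.5724, -0.0957, 0.0832]
eef_rot: [3.141, -0.251, -0.043]
force: [0.3, 0.0, 0.1]
gripper_width: 0.486
grasp_force: 0.0
```

Call:
carry_out:
  steps:
    - {"tx": 0,"ty": 0,"tz": 0,"wx": 0,"wy": 0,"wz": 0}
    - {"tx": 0,"ty": 0,"tz": 0,"wx": 0,"wy": 0,"wz": 0}
    - {"tx": 0,"ty": 0,"tz": 0,"wx": 0,"wy": 0,"wz": 0}
    - {"tx": 0,"ty": 0,"tz": 0,"wx": 0,"wy": 0,"wz": 0}
    - {"tx": 0,"ty": 0,"tz": 0,"wx": 0,"wy": 0,"wz": 0}

```text
time: 8.05
eef_pos: [0.5721, -0.0952, 0.0814]
eef_rot: [-3.14, -0.252, -0.043]
force: [0.1, -0.3, -1.1]
gripper_width: 0.485
grasp_force: 0.0
```

```bash
cat > look.py <<'E'
from h import *
def bars(name="wrist",save=None):
    c=get_calibration(name); a=capture(name)[:,:,::-1].copy()
    if save: cv2.imwrite(f"pics/{save}.png",a); np.savez(f"{save}.npz",**c)
    h=cv2.cvtColor(a,cv2.COLOR_BGR2HSV)
    for nm,lo,hi in(("white",(15,8,200),(45,60,255)),("green",(40,90,40),(80,255,150))):
        m=cv2.inRange(h,lo,hi); k,l,s,ce=cv2.connectedComponentsWithStats(m)
        for i in range(1,k):
            if s[i,4]>150 and s[i,1]<300: print(nm,s[i],ce[i].round(1))
    return a,c
E
python3 - <<'E'
from look import *
a,c=bars(save="w8"); s=get_state(); print(s["eef_pos"],s["eef_rot"],s["joint_positions"].round(3))
print("tcp",project("wrist",s["eef_pos"],c))
for y in(253,256,260): print(y,[int(q) for q in a[y,195:360:5].mean(1)])
plan([((.5842,-.0963,.035),-.05,TI/2,5)])
E
```

```text
white [ 377  177   51   67 2349] [401.5 213.3]
white [ 252  178   52   70 3124] [278.3 213.7]
white [ 471  179   44   60 1506] [490.9 209. ]
green [451 234  47  29 874] [473.1 248.9]
green [371 244  43  26 846] [392.1 256.7]
[ 0.57232365 -0.09530071  0.08164802] [-3.14011759 -0.25228704 -0.04252963] [-0.344  0.421  1.778  0.117  0.706  1.19 ]
tcp [276.81210185 244.10593794]
253 [85, 84, 83, 81, 85, 93, 119, 222, 176, 180, 180, 180, 140, 111, 116, 121, 120, 119, 121, 123, 127, 122, 188, 185, 184, 179, 219, 189, 134, 177, 172, 169, 170]
256 [87, 85, 86, 87, 88, 211, 228, 221, 82, 165, 164, 164, 110, 114, 118, 120, 121, 122, 125, 126, 127, 123, 173, 173, 173, 110, 202, 224, 217, 173, 171, 167, 164]
260 [89, 90, 103, 222, 228, 227, 226, 168, 80, 163, 164, 166, 131, 114, 117, 120, 120, 123, 123, 124, 126, 119, 173, 172, 169, 93, 135, 224, 226, 227, 224, 175, 165]
t 8.1 from [ 0.5723 -0.0953  0.0816]
-> [ 0.5842 -0.0963  0.035 ] mm/row 9.6
  t [[-0.0, 0.001, 0.048], [-0.0, 0.001, 0.048], [0.0, 0.001, 0.048], [0.0, 0.0, 0.048], [0.0, 0.0, 0.048]] w [-0.01 -0.02  0.01] rows 5
```

Call:
carry_out:
  steps:
    - {"tx": 0,"ty": 0,"tz": 0.05,"wx": 0,"wy": 0,"wz": 0}
    - {"tx": 0,"ty": 0,"tz": 0.05,"wx": 0,"wy": 0,"wz": 0}
    - {"tx": 0,"ty": 0,"tz": 0.05,"wx": 0,"wy": 0,"wz": 0}
    - {"tx": 0,"ty": 0,"tz": 0.05,"wx": 0,"wy": 0,"wz": 0}
    - {"tx": 0,"ty": 0,"tz": 0.03,"wx": 0,"wy": 0,"wz": 0}

```text
time: 8.52
eef_pos: [0.584, -0.0956, 0.0358]
eef_rot: [-3.14, -0.251, -0.042]
force: [-0.2, 0.2, -0.4]
gripper_width: 0.484
grasp_force: 0.0
```

Call:
carry_out:
  steps:
    - {"tx": 0,"ty": 0,"tz": 0.0,"wx": 0,"wy": 0,"wz": 0}
    - {"tx": 0,"ty": 0,"tz": 0.015,"wx": 0,"wy": 0,"wz": 0}
    - {"tx": 0,"ty": 0,"tz": 0.015,"wx": 0,"wy": 0,"wz": 0}
    - {"tx": 0,"ty": 0,"tz": 0.01,"wx": 0,"wy": 0,"wz": 0}
    - {"tx": 0,"ty": 0,"tz": 0,"wx": 0,"wy": 0,"wz": 0}

```text
time: 8.93
eef_pos: [0.5865, -0.0959, 0.0301]
eef_rot: [-3.141, -0.253, -0.042]
force: [-1.0, -0.8, -0.5]
gripper_width: 0.485
grasp_force: 0.0
```

```bash
python3 - <<'E'
from look import *
a,c=bars(save="w9"); s=get_state(); print(s["eef_pos"],s["eef_rot"],s["joint_positions"].round(3),s["force"])
for y in(253,256,260,280,300): print(y,[int(q) for q in a[y,195:360:5].mean(1)])
E
```

```text
white [ 29 184  34  63 238] [ 53.9 215.3]
white [ 403  197   62   80 3119] [433.4 237.8]
white [ 509  197   49   71 2006] [532.6 231.3]
white [ 244  199   68   88 5063] [278.1 243.5]
green [ 31 243  25  26 270] [ 39.1 255.2]
green [480 250  17  31 166] [486.7 264. ]
green [252 287  56  17 814] [280.  295.2]
[ 0.58653937 -0.09594393  0.03033828] [-3.14078482 -0.25358422 -0.0421239 ] [-0.335  0.518  1.79   0.131  0.595  1.178] [ 0.19963731  0.44883751 -0.39959864]
253 [87, 95, 93, 101, 167, 180, 185, 221, 181, 185, 163, 233, 236, 234, 235, 235, 236, 235, 234, 235, 232, 233, 232, 199, 193, 192, 221, 192, 189, 189, 189, 168, 223]
256 [88, 93, 92, 96, 179, 217, 228, 221, 90, 186, 170, 232, 235, 235, 235, 233, 234, 233, 234, 233, 234, 234, 232, 196, 191, 120, 204, 226, 222, 189, 190, 142, 220]
260 [87, 94, 107, 221, 226, 228, 227, 169, 89, 184, 174, 228, 233, 234, 232, 234, 233, 232, 232, 233, 232, 234, 232, 188, 193, 105, 143, 227, 227, 225, 226, 136, 221]
280 [73, 110, 225, 225, 224, 225, 116, 82, 81, 180, 179, 199, 230, 230, 233, 231, 232, 234, 234, 235, 236, 235, 233, 182, 185, 53, 51, 62, 230, 231, 230, 230, 173]
300 [100, 94, 227, 226, 228, 68, 40, 40, 67, 85, 151, 146, 92, 98, 93, 99, 97, 95, 101, 101, 97, 96, 88, 91, 95, 88, 28, 23, 51, 230, 230, 229, 77]
```

Everything fits if the real tips are about 36 mm short of the reported TCP. The tips are now level with the bar's top, so I'll go another 20 mm down, watching the force.

Call:
carry_out:
  steps:
    - {"tx": 0,"ty": 0,"tz": 0.02,"wx": 0,"wy": 0,"wz": 0}
    - {"tx": 0,"ty": 0,"tz": 0.02,"wx": 0,"wy": 0,"wz": 0}
    - {"tx": 0,"ty": 0,"tz": 0.02,"wx": 0,"wy": 0,"wz": 0}
    - {"tx": 0,"ty": 0,"tz": 0.01,"wx": 0,"wy": 0,"wz": 0}
    - {"tx": 0,"ty": 0,"tz": 0,"wx": 0,"wy": 0,"wz": 0}

```text
time: 9.4
eef_pos: [0.5897, -0.096, 0.016]
eef_rot: [-3.14, -0.252, -0.042]
force: [-0.5, -0.3, 0.6]
gripper_width: 0.481
grasp_force: 0.0
```

Call:
carry_out:
  steps:
    - {"tx": 0,"ty": 0,"tz": 0.01,"wx": 0,"wy": 0,"wz": 0}
    - {"tx": 0,"ty": 0,"tz": 0.01,"wx": 0,"wy": 0,"wz": 0}
    - {"tx": 0,"ty": 0,"tz": 0.005,"wx": 0,"wy": 0,"wz": 0}
    - {"tx": 0,"ty": 0,"tz": 0,"wx": 0,"wy": 0,"wz": 0}
    - {"tx": 0,"ty": 0,"tz": 0,"wx": 0,"wy": 0,"wz": 0}

```text
time: 9.82
eef_pos: [0.5913, -0.0961, 0.0118]
eef_rot: [-3.141, -0.253, -0.042]
force: [-0.5, -0.1, 0.5]
gripper_width: 0.481
grasp_force: 0.0
```

Now grip.

Call:
carry_out:
  steps:
    - {"tx": 0,"ty": 0,"tz": 0,"wx": 0,"wy": 0,"wz": 0}
    - {"tx": 0,"ty": 0,"tz": 0,"wx": 0,"wy": 0,"wz": 0}
    - {"tx": 0,"ty": 0,"tz": 0,"wx": 0,"wy": 0,"wz": 0}
    - {"tx": 0,"ty": 0,"tz": 0,"wx": 0,"wy": 0,"wz": 0}
    - {"tx": 0,"ty": 0,"tz": 0,"wx": 0,"wy": 0,"wz": 0}
  claw: 1
  squeeze: 20

```text
time: 10.23
eef_pos: [0.5913, -0.0961, 0.012]
eef_rot: [-3.141, -0.254, -0.042]
force: [-0.2, -1.0, 1.0]
gripper_width: 0.37
grasp_force: 19.9
```

Gripped (34 mm, 20 N). Lift and carry towards the tray, re-tilting to level the bar.

```bash
python3 - <<'E'
from h import *
plan([((.575,-.0955,.13),-.042,.252,5),((.575,.03,.14),-.08,0,5),((.575,.12,.14),-.13,-.235,5)])
E
```

```text
t 10.23 from [ 0.5913 -0.0961  0.012 ]
-> [ 0.575  -0.0955  0.13  ] mm/row 23.8
  t [0.014, -0.0, -0.118] w [-0. -0. -0.] rows 5
-> [0.575 0.03  0.14 ] mm/row 25.2
  t [[-0.003, -0.125, -0.011], [-0.004, -0.125, -0.011], [-0.006, -0.125, -0.011], [-0.007, -0.125, -0.011], [-0.009, -0.125, -0.01]] w [-0.01 -0.5   0.08] rows 5
-> [0.575 0.12  0.14 ] mm/row 18.0
  t [[-0.007, -0.09, -0.0], [-0.008, -0.09, 0.0], [-0.009, -0.09, 0.001], [-0.01, -0.089, 0.002], [-0.011, -0.089, 0.002]] w [ 0.01 -0.47  0.1 ] rows 5
```

Call:
carry_out:
  steps:
    - {"tx": 0.005,"ty": 0,"tz": -0.05,"wx": 0,"wy": 0,"wz": 0}
    - {"tx": 0.014,"ty": 0,"tz": -0.12,"wx": 0,"wy": 0,"wz": 0}
    - {"tx": 0.014,"ty": 0,"tz": -0.14,"wx": 0,"wy": 0,"wz": 0}
    - {"tx": 0.014,"ty": 0,"tz": -0.14,"wx": 0,"wy": 0,"wz": 0}
    - {"tx": 0.014,"ty": 0,"tz": -0.14,"wx": 0,"wy": 0,"wz": 0}

```text
time: 10.65
eef_pos: [0.5728, -0.0953, 0.1308]
eef_rot: [-3.141, -0.253, -0.042]
force: [-0.1, 0.3, -1.1]
gripper_width: 0.367
grasp_force: 19.9
```

Call:
carry_out:
  steps:
    - {"tx": -0.003,"ty": -0.125,"tz": -0.011,"wx": 0,"wy": -0.5,"wz": 0.08}
    - {"tx": -0.004,"ty": -0.125,"tz": -0.011,"wx": 0,"wy": -0.5,"wz": 0.08}
    - {"tx": -0.006,"ty": -0.125,"tz": -0.011,"wx": 0,"wy": -0.5,"wz": 0.08}
    - {"tx": -0.007,"ty": -0.125,"tz": -0.011,"wx": 0,"wy": -0.5,"wz": 0.08}
    - {"tx": -0.009,"ty": -0.125,"tz": -0.011,"wx": 0,"wy": -0.5,"wz": 0.08}

```text
time: 11.07
eef_pos: [0.573, 0.0308, 0.1409]
eef_rot: [-3.136, -0.002, -0.082]
force: [1.2, -1.5, -1.3]
gripper_width: 0.371
grasp_force: 19.9
```

Call:
carry_out:
  steps:
    - {"tx": -0.007,"ty": -0.09,"tz": 0,"wx": 0,"wy": -0.47,"wz": 0.1}
    - {"tx": -0.008,"ty": -0.09,"tz": 0,"wx": 0,"wy": -0.47,"wz": 0.1}
    - {"tx": -0.009,"ty": -0.09,"tz": 0,"wx": 0,"wy": -0.47,"wz": 0.1}
    - {"tx": -0.01,"ty": -0.09,"tz": 0,"wx": 0,"wy": -0.47,"wz": 0.1}
    - {"tx": -0.011,"ty": -0.09,"tz": 0,"wx": 0,"wy": -0.47,"wz": 0.1}

```text
time: 11.48
eef_pos: [0.5734, 0.1211, 0.1419]
eef_rot: [3.141, 0.234, -0.131]
force: [-0.6, 0.6, -0.5]
gripper_width: 0.364
grasp_force: 19.9
```

```bash
python3 - <<'E'
from look import *
capture("wrist"); s=get_state(); a,c=bars(save="w10"); print(s["time"],s["eef_pos"],s["eef_rot"],s["grasp_force"],s["gripper_width"])
h=cv2.cvtColor(a,cv2.COLOR_BGR2HSV)
for nm,lo,hi in(("orange",(3,150,130),(18,255,255)),("dark",(0,0,0),(180,255,75)),("grey",(90,0,120),(125,45,200))):
    m=cv2.inRange(h,lo,hi); m=cv2.morphologyEx(m,cv2.MORPH_OPEN,np.ones((3,3)))
    for cc in cv2.findContours(m,0,2)[0]:
        x,y,w,hh=cv2.boundingRect(cc)
        if cv2.contourArea(cc)>120 and y<260: print(nm,(x,y,w,hh),cv2.contourArea(cc),np.round(cv2.boxPoints(cv2.minAreaRect(cc))).astype(int).tolist())
E
```

```text
white [ 306  105   40   49 1808] [325. 129.]
white [ 241  236   73   42 2766] [277.3 255.9]
white [246 288  64  11 480] [278.4 293.3]
green [303 154  38  27 902] [321.4 167. ]
green [536 169  24  12 178] [547.9 174.8]
11.5333 [0.57364785 0.12418819 0.14094257] [-3.1399218   0.23676722 -0.12996563] 19.88174468278885 0.36566724059661965
orange (523, 248, 30, 18) 284.5 [[520, 255], [551, 246], [554, 257], [523, 266]]
orange (39, 138, 31, 45) 381.0 [[31, 176], [48, 130], [70, 138], [53, 184]]
dark (331, 253, 115, 103) 7270.0 [[318, 265], [437, 248], [450, 339], [331, 356]]
dark (529, 160, 15, 19) 166.0 [[527, 164], [539, 158], [547, 173], [534, 179]]
dark (57, 103, 38, 81) 1301.5 [[56, 108], [80, 103], [96, 181], [72, 186]]
dark (446, 78, 37, 47) 1112.0 [[446, 124], [448, 78], [483, 80], [480, 126]]
dark (6, 63, 47, 15) 129.5 [[5, 74], [52, 61], [53, 66], [6, 79]]
dark (0, 61, 144, 69) 809.0 [[-4, 120], [140, 54], [145, 65], [1, 131]]
dark (478, 53, 47, 17) 337.0 [[476, 61], [478, 52], [525, 61], [524, 70]]
dark (347, 14, 39, 12) 205.0 [[346, 19], [384, 12], [386, 20], [347, 27]]
dark (465, 12, 37, 7) 132.5 [[465, 12], [501, 12], [501, 18], [465, 18]]
dark (388, 3, 35, 26) 564.5 [[388, 3], [422, 3], [422, 28], [388, 28]]
dark (429, 0, 16, 63) 648.0 [[428, 62], [433, -1], [445, 0], [440, 63]]
grey (86, 100, 218, 80) 15209.0 [[86, 101], [303, 99], [303, 178], [86, 179]]
grey (93, 91, 76, 15) 327.5 [[92, 96], [167, 88], [168, 98], [93, 105]]
grey (516, 88, 44, 76) 613.5 [[515, 163], [546, 86], [565, 94], [535, 171]]
grey (175, 85, 171, 10) 878.0 [[175, 85], [345, 85], [345, 94], [175, 94]]
grey (452, 77, 97, 90) 4541.0 [[452, 166], [459, 76], [550, 83], [542, 173]]
```

```bash
python3 - <<'E'
from h import *
np.set_printoptions(precision=4,suppress=True)
a=cv2.imread("pics/w10.png"); c=dict(np.load("w10.npz")); h=cv2.cvtColor(a,cv2.COLOR_BGR2HSV); print("cam",-c["R"].T@c["t"])
g=cv2.morphologyEx(cv2.inRange(h,(90,0,120),(125,45,200)),cv2.MORPH_OPEN,np.ones((3,3)))
cc=max(cv2.findContours(g,0,2)[0],key=cv2.contourArea); M=np.zeros_like(g); cv2.drawContours(M,[cc],-1,255,-1)
print("near edge / far edge of the floor")
for x in(110,150,190,230,270,295):
    r=np.flatnonzero(M[:,x]); print(x,r[0],r[-1],onplane("wrist",x,r[0],.012,c)[:2],onplane("wrist",x,r[-1]+1,.012,c)[:2])
for y in(115,130,145,160,172):
    r=np.flatnonzero(M[y]); print(y,"ret foot/bar foot",r[0],r[-1],onplane("wrist",r[0],y,.012,c)[:2],onplane("wrist",r[-1]+1,y,.012,c)[:2])
w=cv2.inRange(h,(15,8,150),(45,70,255))|cv2.inRange(h,(40,90,30),(85,255,150)); w[:,:280]=0;w[:,360:]=0;w[:90]=0;w[195:]=0
for y in(110,120,130,140,150,160,170,176):
    r=np.flatnonzero(w[y]); print(y,r[0],r[-1],"right top",onplane("wrist",r[-1]+1,y,.04,c)[:2])
r=np.flatnonzero(w.max(1));print("rows",r[0],r[-1],onplane("wrist",328,r[0],.04,c)[:2],onplane("wrist",322,r[-1]+1,.04,c)[:2],onplane("wrist",322,r[-1]+1,.012,c)[:2])
l=cv2.boundingRect(max(cv2.findContours(cv2.inRange(h,(3,150,130),(18,255,255))[:, :200],0,2)[0],key=cv2.contourArea));print(l,onplane("wrist",l[0]+l[2]/2,l[1]+l[3]/2,.08,c))
E
```

```text
cam [0.7001 0.1065 0.3103]
near edge / far edge of the floor
110 118 179 [0.6531 0.2855] [0.5855 0.3106]
150 107 178 [0.6541 0.2381] [0.5785 0.2608]
190 102 177 [0.6507 0.1969] [0.5726 0.2158]
230 101 177 [0.6448 0.159 ] [0.5665 0.1739]
270 101 178 [0.6393 0.1224] [0.5598 0.1336]
295 101 178 [0.6364 0.0996] [0.5565 0.1084]
115 ret foot/bar foot 118 302 [0.654  0.2752] [0.622  0.0937]
130 ret foot/bar foot 86 302 [0.6475 0.3195] [0.6073 0.0952]
145 ret foot/bar foot 90 302 [0.6301 0.3206] [0.592  0.0967]
160 ret foot/bar foot 93 301 [0.6126 0.3235] [0.5764 0.0993]
172 ret foot/bar foot 95 301 [0.5983 0.3266] [0.5634 0.1006]
110 306 346 right top [0.63   0.0569]
120 306 354 right top [0.6205 0.0503]
130 306 359 right top [0.6109 0.0462]
140 305 358 right top [0.6016 0.0475]
150 305 357 right top [0.5922 0.0487]
160 304 340 right top [0.584  0.0647]
170 303 339 right top [0.5742 0.0661]
176 304 338 right top [0.5682 0.0673]
rows 100 180 [0.6403 0.0726] [0.5649 0.0835] [0.5509 0.0811]
(39, 138, 32, 45) [0.6406 0.3163 0.08  ]
```

```bash
cat >> h.py <<'E'
RP=pose(-.042,.2535); OFF=RP.inv().apply(np.array([-.0073,-.0002,.0297]))   # under-centre of bar in tool
TY=-.14; EX=np.array([np.cos(TY),np.sin(TY),0]); EY=np.array([-np.sin(TY),np.cos(TY),0]); T0=.5775*EX+.281*EY
def tray(x,y,z): return T0+x*EX+y*EY+np.array([0,0,z])
def tcp_for(under,yaw,tilt,off=OFF): return np.array(under)-pose(yaw,tilt).apply(off)
E
python3 - <<'E'
from h import *
print("OFF",OFF)
c=dict(np.load("w10.npz")); p=np.array([.5736,.1242,.1409]); R=pose(-.13,-.2368)
u=p+R.apply(OFF); G=Ro.from_euler('z',-.13)
for l,z in((.035,.028),(.035,0),(0,.028),(-.035,.028)): print(l,z,[project("wrist",u+G.apply([l,w,z]),c).round(1).tolist() for w in(.017,-.017)])
a=cv2.imread("pics/w10.png")
for x in(255,300): print(x,[tuple(int(v) for v in a[y,x]) for y in range(222,300,4)])
t=tcp_for(tray(0,-.059,.016),TY,-.2368); print(t)
plan([(t+[0,0,.06],TY,-.2368,5),(t,TY,-.2368,5)])
E
```

```text
OFF [ 0.00039624  0.00050633 -0.03057788]
0.035 0.028 [[237.8, 245.5], [316.2, 245.6]]
0.035 0 [[243.6, 211.9], [310.9, 211.9]]
0 0.028 [[243.1, 300.8], [311.1, 300.9]]
-0.035 0.028 [[247.7, 341.4], [306.8, 341.5]]
255 [(164, 178, 178), (166, 179, 179), (165, 177, 177), (170, 181, 181), (207, 222, 221), (233, 242, 242), (222, 234, 234), (224, 234, 235), (222, 234, 234), (224, 234, 234), (221, 232, 231), (221, 231, 232), (221, 232, 231), (197, 213, 212), (143, 155, 153), (142, 153, 153), (139, 150, 151), (204, 219, 219), (223, 234, 234), (205, 220, 222)]
300 [(161, 176, 175), (162, 175, 175), (165, 180, 177), (168, 179, 179), (210, 224, 222), (224, 234, 234), (220, 231, 231), (217, 229, 230), (218, 230, 229), (215, 228, 228), (216, 227, 226), (214, 227, 227), (220, 232, 232), (219, 230, 231), (143, 153, 154), (144, 156, 156), (143, 155, 154), (228, 239, 239), (229, 240, 239), (213, 227, 227)]
[ 0.59541438  0.14079792 -0.01363161]
t 11.58 from [0.5738 0.1224 0.1406]
-> [0.5954 0.1408 0.0464] mm/row 19.7
  t [[0.04, -0.021, 0.087], [0.04, -0.021, 0.087], [0.04, -0.021, 0.087], [0.04, -0.021, 0.087], [0.04, -0.021, 0.087]] w [ 0.   -0.01  0.02] rows 5
-> [ 0.5954  0.1408 -0.0136] mm/row 12.0
  t [0.014, -0.0, 0.058] w [0. 0. 0.] rows 5
```

```bash
sed -i 's/^TY=-.14;/OFF[2]=-.024\nTY=-.14;/' h.py; python3 - <<'E'
from h import *
t=tcp_for(tray(0,-.059,.022),TY,-.2368)
plan([(t+[0,0,.05],TY,-.2368,5),(t,TY,-.2368,5)])
E
```

```text
t 11.58 from [0.5738 0.1224 0.1406]
-> [0.5969 0.1406 0.0488] mm/row 19.3
  t [[0.041, -0.021, 0.085], [0.041, -0.021, 0.085], [0.041, -0.021, 0.085], [0.041, -0.021, 0.085], [0.041, -0.021, 0.084]] w [ 0.   -0.01  0.02] rows 5
-> [ 0.5969  0.1406 -0.0012] mm/row 10.0
  t [0.012, -0.0, 0.049] w [0. 0. 0.] rows 5
```

Call:
carry_out:
  steps:
    - {"tx": 0.041,"ty": -0.021,"tz": 0.085,"wx": 0,"wy": 0,"wz": 0.02}
    - {"tx": 0.041,"ty": -0.021,"tz": 0.085,"wx": 0,"wy": 0,"wz": 0.02}
    - {"tx": 0.041,"ty": -0.021,"tz": 0.085,"wx": 0,"wy": 0,"wz": 0.02}
    - {"tx": 0.041,"ty": -0.021,"tz": 0.085,"wx": 0,"wy": 0,"wz": 0.02}
    - {"tx": 0.041,"ty": -0.021,"tz": 0.085,"wx": 0,"wy": 0,"wz": 0.02}

```text
time: 12.0
eef_pos: [0.5966, 0.1375, 0.0487]
eef_rot: [3.139, 0.231, -0.142]
force: [0.1, -0.0, -0.8]
gripper_width: 0.369
grasp_force: 19.9
```

Call:
carry_out:
  steps:
    - {"tx": 0,"ty": 0,"tz": 0,"wx": 0,"wy": 0,"wz": 0}
    - {"tx": 0.016,"ty": 0,"tz": 0.065,"wx": 0,"wy": 0,"wz": 0}
    - {"tx": 0.016,"ty": 0,"tz": 0.065,"wx": 0,"wy": 0,"wz": 0}
    - {"tx": 0.016,"ty": 0,"tz": 0.065,"wx": 0,"wy": 0,"wz": 0}
    - {"tx": 0,"ty": 0,"tz": 0,"wx": 0,"wy": 0,"wz": 0}

```text
time: 12.42
eef_pos: [0.595, 0.1375, 0.0064]
eef_rot: [3.138, 0.236, -0.142]
force: [-0.8, 0.3, -1.7]
gripper_width: 0.37
grasp_force: 19.9
```

```bash
python3 - <<'E'
from look import *
s=get_state(); print(s["eef_pos"],s["eef_rot"],s["force"],s["joint_positions"].round(2))
a,c=bars(save="w11"); h=cv2.cvtColor(a,cv2.COLOR_BGR2HSV)
u=s["eef_pos"]+Ro.from_euler('xyz',s["eef_rot"]).apply(OFF); print("bar under",u,"local",(u-T0)@EX,(u-T0)@EY)
g=cv2.inRange(h,(90,0,110),(125,50,210))
for y in range(150,260,15): print(y,[int(v) for v in a[y,180:420:8].mean(1)])
E
```

```text
[0.59496152 0.13745334 0.00636976] [ 3.13829852  0.23621778 -0.14178484] [-0.82646729  0.27056348 -1.67680092] [0.07 0.82 1.23 0.05 1.32 1.77]
white [ 351  204   68   68 3626] [384.  234.9]
white [ 241  236   74   42 2858] [277.2 255.7]
white [246 289  65  11 500] [278.4 293.7]
bar under [0.60084315 0.13618218 0.02961204] local -0.001538783388638307 -0.06230670269477434
150 [73, 68, 72, 71, 74, 72, 72, 71, 71, 73, 71, 71, 72, 74, 73, 70, 77, 77, 78, 75, 80, 77, 83, 88, 87, 86, 86, 86, 84, 83]
165 [187, 186, 187, 189, 186, 189, 183, 188, 187, 183, 187, 190, 162, 186, 185, 188, 183, 185, 186, 184, 187, 185, 183, 180, 179, 178, 180, 173, 172, 168]
180 [231, 228, 218, 224, 222, 220, 218, 216, 215, 216, 199, 216, 215, 217, 217, 186, 223, 222, 222, 227, 228, 228, 229, 230, 231, 231, 231, 233, 233, 178]
195 [186, 189, 187, 188, 192, 186, 186, 186, 186, 189, 190, 186, 188, 186, 186, 182, 183, 188, 186, 186, 187, 93, 171, 180, 180, 181, 180, 180, 177, 62]
210 [187, 186, 188, 184, 190, 190, 190, 191, 183, 166, 171, 169, 169, 170, 167, 168, 161, 184, 186, 190, 187, 98, 125, 242, 242, 241, 240, 240, 238, 238]
225 [192, 190, 189, 188, 189, 188, 190, 189, 172, 180, 183, 181, 182, 182, 179, 179, 177, 189, 185, 187, 156, 122, 199, 235, 233, 232, 231, 231, 229, 227]
240 [188, 188, 190, 189, 188, 190, 192, 193, 233, 235, 235, 234, 236, 236, 234, 235, 236, 188, 188, 186, 130, 123, 227, 235, 237, 236, 236, 236, 238, 135]
255 [188, 190, 193, 184, 116, 119, 120, 157, 233, 236, 234, 232, 234, 232, 231, 230, 230, 165, 142, 132, 91, 119, 233, 234, 235, 234, 234, 239, 240, 77]
```

Call:
carry_out:
  steps:
    - {"tx": 0.005,"ty": -0.02,"tz": 0,"wx": 0,"wy": 0,"wz": 0}
    - {"tx": 0.005,"ty": -0.01,"tz": 0,"wx": 0,"wy": 0,"wz": 0}
    - {"tx": 0.004,"ty": 0,"tz": 0.017,"wx": 0,"wy": 0,"wz": 0}
    - {"tx": 0.004,"ty": 0,"tz": 0.017,"wx": 0,"wy": 0,"wz": 0}
    - {"tx": 0,"ty": 0,"tz": 0,"wx": 0,"wy": 0,"wz": 0}

```text
time: 12.88
eef_pos: [0.5993, 0.1437, 0.0007]
eef_rot: [3.139, 0.233, -0.141]
force: [0.4, 0.2, -1.8]
gripper_width: 0.372
grasp_force: 19.9
```

Call:
carry_out:
  steps:
    - {"tx": 0.002,"ty": 0,"tz": 0.01,"wx": 0,"wy": 0,"wz": 0}
    - {"tx": 0.002,"ty": 0,"tz": 0.01,"wx": 0,"wy": 0,"wz": 0}
    - {"tx": 0,"ty": 0,"tz": 0,"wx": 0,"wy": 0,"wz": 0}
    - {"tx": 0,"ty": 0,"tz": 0,"wx": 0,"wy": 0,"wz": 0}
    - {"tx": 0,"ty": 0,"tz": 0,"wx": 0,"wy": 0,"wz": 0}

```text
time: 13.3
eef_pos: [0.5996, 0.1437, -0.0028]
eef_rot: [3.139, 0.232, -0.141]
force: [0.6, 0.4, -0.4]
gripper_width: 0.369
grasp_force: 19.9
```

Call:
carry_out:
  steps:
    - {"tx": 0.002,"ty": 0,"tz": 0.01,"wx": 0,"wy": 0,"wz": 0}
    - {"tx": 0.002,"ty": 0,"tz": 0.01,"wx": 0,"wy": 0,"wz": 0}
    - {"tx": 0,"ty": 0,"tz": 0,"wx": 0,"wy": 0,"wz": 0}
    - {"tx": 0,"ty": 0,"tz": 0,"wx": 0,"wy": 0,"wz": 0}
    - {"tx": 0,"ty": 0,"tz": 0,"wx": 0,"wy": 0,"wz": 0}

```text
time: 13.72
eef_pos: [0.5994, 0.1437, -0.0069]
eef_rot: [3.139, 0.232, -0.141]
force: [0.3, 0.5, -0.5]
gripper_width: 0.373
grasp_force: 19.9
```

Call:
carry_out:
  steps:
    - {"tx": 0.002,"ty": 0,"tz": 0.01,"wx": 0,"wy": 0,"wz": 0}
    - {"tx": 0.001,"ty": 0,"tz": 0.005,"wx": 0,"wy": 0,"wz": 0}
    - {"tx": 0,"ty": 0,"tz": 0,"wx": 0,"wy": 0,"wz": 0}
    - {"tx": 0,"ty": 0,"tz": 0,"wx": 0,"wy": 0,"wz": 0}
    - {"tx": 0,"ty": 0,"tz": 0,"wx": 0,"wy": 0,"wz": 0}

```text
time: 14.13
eef_pos: [0.5993, 0.1437, -0.01]
eef_rot: [3.139, 0.232, -0.141]
force: [0.1, -0.2, -0.0]
gripper_width: 0.369
grasp_force: 19.9
```

Call:
carry_out:
  steps:
    - {"tx": 0.002,"ty": 0,"tz": 0.01,"wx": 0,"wy": 0,"wz": 0}
    - {"tx": 0,"ty": 0,"tz": 0,"wx": 0,"wy": 0,"wz": 0}
    - {"tx": 0,"ty": 0,"tz": 0,"wx": 0,"wy": 0,"wz": 0}
    - {"tx": 0,"ty": 0,"tz": 0,"wx": 0,"wy": 0,"wz": 0}
    - {"tx": 0,"ty": 0,"tz": 0,"wx": 0,"wy": 0,"wz": 0}

```text
time: 14.55
eef_pos: [0.5998, 0.1438, -0.011]
eef_rot: [3.14, 0.23, -0.141]
force: [0.4, 0.8, 5.3]
gripper_width: 0.364
grasp_force: 19.9
```

Call:
carry_out:
  steps:
    - {"tx": 0.002,"ty": 0,"tz": 0.01,"wx": 0,"wy": 0,"wz": 0}
    - {"tx": 0,"ty": 0,"tz": 0,"wx": 0,"wy": 0,"wz": 0}
    - {"tx": 0,"ty": 0,"tz": 0,"wx": 0,"wy": 0,"wz": 0}
    - {"tx": 0,"ty": 0,"tz": 0,"wx": 0,"wy": 0,"wz": 0}
    - {"tx": 0,"ty": 0,"tz": 0,"wx": 0,"wy": 0,"wz": 0}

```text
time: 14.97
eef_pos: [0.5998, 0.1438, -0.0112]
eef_rot: [3.14, 0.23, -0.141]
force: [-2.9, -0.6, 16.1]
gripper_width: 0.368
grasp_force: 20.0
```

Contact at TCP z = -0.011, so the bar-to-tool offset is now known (-0.0233). Relax 2 mm, then release.

Call:
carry_out:
  steps:
    - {"tx": -0.003,"ty": 0,"tz": -0.012,"wx": 0,"wy": 0,"wz": 0}
    - {"tx": 0,"ty": 0,"tz": 0,"wx": 0,"wy": 0,"wz": 0}
    - {"tx": 0,"ty": 0,"tz": 0,"wx": 0,"wy": 0,"wz": 0}
    - {"tx": 0,"ty": 0,"tz": 0,"wx": 0,"wy": 0,"wz": 0}
    - {"tx": 0,"ty": 0,"tz": 0,"wx": 0,"wy": 0,"wz": 0}

```text
time: 15.38
eef_pos: [0.5994, 0.1438, -0.0111]
eef_rot: [3.14, 0.231, -0.141]
force: [-1.5, -0.2, 5.2]
gripper_width: 0.368
grasp_force: 19.9
```

Call:
carry_out:
  steps:
    - {"tx": 0,"ty": 0,"tz": 0,"wx": 0,"wy": 0,"wz": 0}
    - {"tx": 0,"ty": 0,"tz": 0,"wx": 0,"wy": 0,"wz": 0}
    - {"tx": 0,"ty": 0,"tz": 0,"wx": 0,"wy": 0,"wz": 0}
    - {"tx": -0.005,"ty": 0,"tz": -0.02,"wx": 0,"wy": 0,"wz": 0}
    - {"tx": -0.012,"ty": 0,"tz": -0.05,"wx": 0,"wy": 0,"wz": 0}
  claw: 0.04

```text
time: 15.8
eef_pos: [0.5977, 0.1437, 0.0017]
eef_rot: [3.139, 0.235, -0.141]
force: [-0.5, -0.1, 1.1]
gripper_width: 0.479
grasp_force: 0.0
```

Call:
carry_out:
  steps:
    - {"tx": -0.025,"ty": 0,"tz": -0.1,"wx": 0,"wy": 0,"wz": 0}
    - {"tx": -0.035,"ty": 0,"tz": -0.15,"wx": 0,"wy": 0,"wz": 0}
    - {"tx": -0.035,"ty": 0,"tz": -0.15,"wx": 0,"wy": 0,"wz": 0}
    - {"tx": -0.035,"ty": 0,"tz": -0.15,"wx": 0,"wy": 0,"wz": 0}
    - {"tx": 0,"ty": 0,"tz": 0,"wx": 0,"wy": 0,"wz": 0}

```text
time: 16.22
eef_pos: [0.6025, 0.1444, 0.1237]
eef_rot: [-3.141, 0.22, -0.14]
force: [0.3, -0.4, 0.8]
gripper_width: 0.482
grasp_force: 0.0
```

```bash
python3 - <<'E'
from look import *
s=get_state(); print(s["time"],s["eef_pos"],s["eef_rot"],s["force"])
a,c=bars(save="w12"); np.savez("w12.npz",**c); print("cam",-c["R"].T@c["t"])
# M pick: tip line
u=np.array([.584,-.184,.0365]); 
plan([((.575,.06,.135),-.08,0,5),((.56,-.10,.135),-.04,.252,5),((.567,-.183,.10),-.025,.252,5)])
E
```

```text
16.2167 [0.60249325 0.14443878 0.12368789] [-3.14074543  0.21983756 -0.1404917 ] [ 0.29085294 -0.37694307  0.83911635]
white [ 333  142   41   48 1692] [352.7 165.6]
white [ 259  146   40   47 1819] [279.  168.8]
green [543 181  17  26 215] [552.2 194.7]
green [327 185  41  30 921] [346.6 201.9]
green [261 194  37  25 895] [279.3 205.9]
cam [0.72591024 0.12598593 0.29518467]
t 16.27 from [0.6014 0.1443 0.1207]
-> [0.575 0.06  0.135] mm/row 17.9
  t [[-0.017, 0.087, -0.011], [-0.018, 0.087, -0.011], [-0.018, 0.087, -0.012], [-0.019, 0.087, -0.013], [-0.019, 0.086, -0.014]] w [-0.01  0.45 -0.12] rows 5
-> [ 0.56  -0.1    0.135] mm/row 32.1
  t [[-0.002, 0.161, 0.0], [-0.003, 0.161, -0.0], [-0.005, 0.161, -0.001], [-0.006, 0.161, -0.001], [-0.007, 0.161, -0.002]] w [ 0.01  0.5  -0.08] rows 5
-> [ 0.567 -0.183  0.1  ] mm/row 18.1
  t [[0.001, 0.083, 0.036], [0.001, 0.083, 0.036], [0.001, 0.083, 0.036], [0.001, 0.083, 0.036], [0.0, 0.083, 0.036]] w [ 0.01 -0.   -0.03] rows 5
```

Bar A is down beside the tray bar. Now the middle bar: refined pick TCP about (0.590, -0.1864, 0.006).

```bash
python3 - <<'E'
from h import *
plan([((.575,.0,.125),-.08,.03,5),((.5715,-.1864,.085),-.02,.2535,10),((.5903,-.1864,.006),-.02,.2535,10)])
E
```

```text
t 16.27 from [0.6014 0.1443 0.1207]
-> [0.575 0.    0.125] mm/row 29.3
  t [[-0.007, 0.147, -0.003], [-0.008, 0.146, -0.003], [-0.01, 0.146, -0.003], [-0.012, 0.146, -0.004], [-0.013, 0.146, -0.004]] w [-0.01  0.51 -0.12] rows 5
-> [ 0.5715 -0.1864  0.085 ] mm/row 19.1
  t [[0.005, 0.093, 0.02], [0.004, 0.093, 0.02], [0.003, 0.093, 0.02], [0.002, 0.093, 0.02], [0.001, 0.093, 0.02], [0.0, 0.093, 0.02], [-0.001, 0.093, 0.02], [-0.002, 0.093, 0.02], [-0.003, 0.093, 0.02], [-0.004, 0.093, 0.02]] w [ 0.01  0.22 -0.06] rows 10
-> [ 0.5903 -0.1864  0.006 ] mm/row 8.1
  t [-0.001, -0.0, 0.041] w [0. 0. 0.] rows 10
```

Call:
carry_out:
  steps:
    - {"tx": -0.007,"ty": 0.147,"tz": -0.003,"wx": 0,"wy": 0.51,"wz": -0.12}
    - {"tx": -0.008,"ty": 0.146,"tz": -0.003,"wx": 0,"wy": 0.51,"wz": -0.12}
    - {"tx": -0.01,"ty": 0.146,"tz": -0.003,"wx": 0,"wy": 0.51,"wz": -0.12}
    - {"tx": -0.012,"ty": 0.146,"tz": -0.004,"wx": 0,"wy": 0.51,"wz": -0.12}
    - {"tx": -0.013,"ty": 0.146,"tz": -0.004,"wx": 0,"wy": 0.51,"wz": -0.12}

```text
time: 16.68
eef_pos: [0.5716, -0.0012, 0.1199]
eef_rot: [-3.138, -0.025, -0.08]
force: [0.6, 0.0, -0.2]
gripper_width: 0.482
grasp_force: 0.0
```

Call:
carry_out:
  steps:
    - {"tx": 0.005,"ty": 0.093,"tz": 0.02,"wx": 0.01,"wy": 0.22,"wz": -0.06}
    - {"tx": 0.004,"ty": 0.093,"tz": 0.02,"wx": 0.01,"wy": 0.22,"wz": -0.06}
    - {"tx": 0.003,"ty": 0.093,"tz": 0.02,"wx": 0.01,"wy": 0.22,"wz": -0.06}
    - {"tx": 0.002,"ty": 0.093,"tz": 0.02,"wx": 0.01,"wy": 0.22,"wz": -0.06}
    - {"tx": 0.001,"ty": 0.093,"tz": 0.02,"wx": 0.01,"wy": 0.22,"wz": -0.06}

```text
time: 17.1
eef_pos: [0.5697, -0.0938, 0.0994]
eef_rot: [-3.135, -0.134, -0.052]
force: [0.1, -0.4, 0.3]
gripper_width: 0.481
grasp_force: 0.0
```

Call:
carry_out:
  steps:
    - {"tx": 0,"ty": 0.093,"tz": 0.02,"wx": 0.01,"wy": 0.22,"wz": -0.06}
    - {"tx": -0.001,"ty": 0.093,"tz": 0.02,"wx": 0.01,"wy": 0.22,"wz": -0.06}
    - {"tx": -0.002,"ty": 0.093,"tz": 0.02,"wx": 0.01,"wy": 0.22,"wz": -0.06}
    - {"tx": -0.003,"ty": 0.093,"tz": 0.02,"wx": 0.01,"wy": 0.22,"wz": -0.06}
    - {"tx": -0.004,"ty": 0.093,"tz": 0.02,"wx": 0.01,"wy": 0.22,"wz": -0.06}

```text
time: 17.52
eef_pos: [0.5678, -0.1866, 0.0786]
eef_rot: [-3.135, -0.244, -0.022]
force: [-0.4, 0.4, -0.5]
gripper_width: 0.483
grasp_force: 0.0
```

```bash
python3 - <<'E'
from look import *
capture("wrist"); s=get_state(); a,c=bars(save="w13"); print(s["eef_pos"],s["eef_rot"])
for y in(253,256,260): print(y,[int(q) for q in a[y,195:360:5].mean(1)])
plan([((.5903,-.1864,.006),-.02,.2535,10)])
E
```

```text
white [  0 168  22  46 876] [ 10.  189.5]
white [ 246  173   52   71 3090] [273.  210.1]
white [ 368  174   51   68 2800] [391.9 207.9]
green [  0 211  21  29 509] [  9.9 225.1]
green [361 244  44  25 847] [383.2 256.4]
[ 0.56700275 -0.1894527   0.07757709] [-3.13594544 -0.24386372 -0.02312806]
253 [139, 142, 141, 142, 140, 146, 196, 204, 155, 157, 159, 94, 108, 109, 110, 109, 112, 114, 117, 118, 120, 165, 166, 167, 165, 162, 201, 198, 159, 157, 160, 101, 94]
256 [141, 141, 140, 140, 147, 202, 213, 213, 74, 157, 162, 101, 108, 112, 110, 111, 114, 117, 117, 115, 127, 167, 167, 164, 167, 98, 200, 207, 195, 157, 157, 134, 96]
260 [153, 151, 165, 202, 212, 211, 210, 183, 78, 168, 169, 132, 109, 110, 112, 114, 119, 117, 116, 114, 132, 174, 173, 170, 169, 83, 141, 209, 210, 209, 206, 171, 113]
t 17.62 from [ 0.5669 -0.1879  0.0779]
-> [ 0.5903 -0.1864  0.006 ] mm/row 7.6
  t [[0.003, -0.001, 0.038], [0.003, -0.001, 0.038], [0.003, -0.001, 0.038], [0.003, -0.001, 0.038], [0.003, -0.001, 0.038], [0.003, -0.001, 0.038], [0.002, -0.001, 0.038], [0.002, -0.001, 0.038], [0.002, -0.001, 0.038], [0.002, -0.001, 0.038]] w [-0.01  0.01 -0.01] rows 10
```

Call:
carry_out:
  steps:
    - {"tx": 0.003,"ty": -0.006,"tz": 0.045,"wx": -0.02,"wy": 0.02,"wz": 0}
    - {"tx": 0.003,"ty": -0.006,"tz": 0.045,"wx": -0.02,"wy": 0.02,"wz": 0}
    - {"tx": 0.003,"ty": -0.006,"tz": 0.045,"wx": -0.02,"wy": 0.02,"wz": 0}
    - {"tx": 0.003,"ty": 0,"tz": 0.045,"wx": 0,"wy": 0.02,"wz": 0}
    - {"tx": 0.003,"ty": 0,"tz": 0.045,"wx": 0,"wy": 0.02,"wz": 0}

```text
time: 18.03
eef_pos: [0.5827, -0.1813, 0.035]
eef_rot: [-3.141, -0.253, -0.021]
force: [-0.7, 0.8, -0.4]
gripper_width: 0.483
grasp_force: 0.0
```

Call:
carry_out:
  steps:
    - {"tx": 0.003,"ty": 0,"tz": 0.04,"wx": 0,"wy": 0,"wz": 0}
    - {"tx": 0.003,"ty": 0,"tz": 0.03,"wx": 0,"wy": 0,"wz": 0}
    - {"tx": 0.003,"ty": 0,"tz": 0.03,"wx": 0,"wy": 0,"wz": 0}
    - {"tx": 0.002,"ty": 0,"tz": 0.02,"wx": 0,"wy": 0,"wz": 0}
    - {"tx": 0,"ty": 0,"tz": 0,"wx": 0,"wy": 0,"wz": 0}

```text
time: 18.45
eef_pos: [0.5904, -0.1826, 0.0126]
eef_rot: [-3.141, -0.253, -0.022]
force: [-0.2, 0.0, 0.6]
gripper_width: 0.48
grasp_force: 0.0
```

Call:
carry_out:
  steps:
    - {"tx": 0,"ty": 0,"tz": 0.01,"wx": 0,"wy": 0,"wz": 0}
    - {"tx": 0,"ty": 0,"tz": 0.01,"wx": 0,"wy": 0,"wz": 0}
    - {"tx": 0,"ty": 0,"tz": 0,"wx": 0,"wy": 0,"wz": 0}
    - {"tx": 0,"ty": 0,"tz": 0,"wx": 0,"wy": 0,"wz": 0}
    - {"tx": 0,"ty": 0,"tz": 0,"wx": 0,"wy": 0,"wz": 0}

```text
time: 18.87
eef_pos: [0.5916, -0.1828, 0.01]
eef_rot: [-3.142, -0.254, -0.022]
force: [1.1, 1.2, 0.7]
gripper_width: 0.481
grasp_force: 0.0
```

Call:
carry_out:
  steps:
    - {"tx": 0,"ty": 0.01,"tz": 0.005,"wx": 0,"wy": 0,"wz": 0}
    - {"tx": 0,"ty": 0,"tz": 0.01,"wx": 0,"wy": 0,"wz": 0}
    - {"tx": 0,"ty": 0,"tz": 0.005,"wx": 0,"wy": 0,"wz": 0}
    - {"tx": 0,"ty": 0,"tz": 0,"wx": 0,"wy": 0,"wz": 0}
    - {"tx": 0,"ty": 0,"tz": 0,"wx": 0,"wy": 0,"wz": 0}

```text
time: 19.28
eef_pos: [0.5924, -0.1847, 0.0057]
eef_rot: [-3.141, -0.253, -0.022]
force: [-0.7, 0.1, -1.1]
gripper_width: 0.484
grasp_force: 0.0
```

Call:
carry_out:
  steps:
    - {"tx": 0,"ty": 0,"tz": 0,"wx": 0,"wy": 0,"wz": 0}
    - {"tx": 0,"ty": 0,"tz": 0,"wx": 0,"wy": 0,"wz": 0}
    - {"tx": 0,"ty": 0,"tz": 0,"wx": 0,"wy": 0,"wz": 0}
    - {"tx": 0,"ty": 0,"tz": 0,"wx": 0,"wy": 0,"wz": 0}
    - {"tx": 0,"ty": 0,"tz": 0,"wx": 0,"wy": 0,"wz": 0}
  claw: 1
  squeeze: 20

```text
time: 19.7
eef_pos: [0.5925, -0.1847, 0.0059]
eef_rot: [-3.141, -0.254, -0.022]
force: [0.0, -1.0, -0.1]
gripper_width: 0.37
grasp_force: 19.9
```

```bash
python3 - <<'E'
from h import *
np.set_printoptions(precision=4,suppress=True)
c=dict(np.load("w12.npz"))
for n,p in dict(Ttl=(333,142),Ttr=(373,142),TspL=(331,188),Atl=(260,147),Atr=(298,147),Aspl=(262,193),Aspr=(297,193)).items():
    q=onplane("wrist",*p,.04,c)-T0; print(n,q@EX,q@EY)
s=get_state(); print(s["eef_pos"],s["eef_rot"],s["gripper_width"],s["grasp_force"],s["force"])
plan([((.575,-.185,.13),-.022,.253,5),((.575,.02,.14),-.08,0,8),((.585,.19,.13),TY,-.2352,7)])
E
```

```text
Ttl 0.04107845569143299 -0.10008142504365584
Ttr 0.04227469162115344 -0.134491039470929
TspL -0.0014465600376852808 -0.1013141767101915
Atl 0.036207304255579414 -0.039814408193850015
Atr 0.03620915170252548 -0.07115556394199535
Aspl -0.00654658724943294 -0.04052910357186181
Aspr -0.00654576314091895 -0.07137624429650369
[ 0.5925 -0.1847  0.0059] [-3.1413 -0.2536 -0.0221] 0.3696399990308616 19.945446252822876 [ 0.0052 -1.014  -0.1157]
t 19.7 from [ 0.5925 -0.1847  0.0059]
-> [ 0.575 -0.185  0.13 ] mm/row 25.1
  t [0.014, 0.001, -0.125] w [-0. -0. -0.] rows 5
-> [0.575 0.02  0.14 ] mm/row 25.7
  t [[-0.001, -0.128, -0.007], [-0.002, -0.128, -0.007], [-0.003, -0.128, -0.007], [-0.005, -0.128, -0.007], [-0.006, -0.128, -0.007], [-0.007, -0.128, -0.007], [-0.008, -0.128, -0.007], [-0.009, -0.128, -0.006]] w [-0.01 -0.32  0.07] rows 8
-> [0.585 0.19  0.13 ] mm/row 24.4
  t [[-0.003, -0.122, 0.007], [-0.003, -0.122, 0.007], [-0.004, -0.122, 0.008], [-0.005, -0.121, 0.008], [-0.006, -0.121, 0.008], [-0.006, -0.121, 0.009], [-0.007, -0.121, 0.009]] w [ 0.01 -0.34  0.09] rows 7
```

Call:
carry_out:
  steps:
    - {"tx": 0.005,"ty": 0,"tz": -0.05,"wx": 0,"wy": 0,"wz": 0}
    - {"tx": 0.014,"ty": 0,"tz": -0.13,"wx": 0,"wy": 0,"wz": 0}
    - {"tx": 0.014,"ty": 0,"tz": -0.15,"wx": 0,"wy": 0,"wz": 0}
    - {"tx": 0.014,"ty": 0,"tz": -0.15,"wx": 0,"wy": 0,"wz": 0}
    - {"tx": 0.014,"ty": 0,"tz": -0.15,"wx": 0,"wy": 0,"wz": 0}

```text
time: 20.12
eef_pos: [0.572, -0.1841, 0.1327]
eef_rot: [-3.141, -0.253, -0.022]
force: [0.6, -0.1, -0.3]
gripper_width: 0.369
grasp_force: 19.9
```

Call:
carry_out:
  steps:
    - {"tx": -0.001,"ty": -0.128,"tz": -0.007,"wx": 0,"wy": -0.32,"wz": 0.07}
    - {"tx": -0.002,"ty": -0.128,"tz": -0.007,"wx": 0,"wy": -0.32,"wz": 0.07}
    - {"tx": -0.003,"ty": -0.128,"tz": -0.007,"wx": 0,"wy": -0.32,"wz": 0.07}
    - {"tx": -0.005,"ty": -0.128,"tz": -0.007,"wx": 0,"wy": -0.32,"wz": 0.07}
    - {"tx": -0.006,"ty": -0.128,"tz": -0.007,"wx": 0,"wy": -0.32,"wz": 0.07}

```text
time: 20.53
eef_pos: [0.5722, -0.0552, 0.1386]
eef_rot: [-3.136, -0.093, -0.058]
force: [1.2, -0.4, -2.3]
gripper_width: 0.37
grasp_force: 19.9
```

Call:
carry_out:
  steps:
    - {"tx": -0.007,"ty": -0.128,"tz": -0.007,"wx": 0,"wy": -0.32,"wz": 0.07}
    - {"tx": -0.008,"ty": -0.128,"tz": -0.007,"wx": 0,"wy": -0.32,"wz": 0.07}
    - {"tx": -0.009,"ty": -0.128,"tz": -0.006,"wx": 0,"wy": -0.32,"wz": 0.07}
    - {"tx": -0.003,"ty": -0.122,"tz": 0.007,"wx": 0,"wy": -0.34,"wz": 0.09}
    - {"tx": -0.003,"ty": -0.122,"tz": 0.007,"wx": 0,"wy": -0.34,"wz": 0.09}

```text
time: 20.95
eef_pos: [0.575, 0.0707, 0.1405]
eef_rot: [-3.135, 0.071, -0.095]
force: [1.3, 0.7, -1.3]
gripper_width: 0.369
grasp_force: 19.9
```

Call:
carry_out:
  steps:
    - {"tx": -0.004,"ty": -0.122,"tz": 0.008,"wx": 0,"wy": -0.34,"wz": 0.09}
    - {"tx": -0.005,"ty": -0.121,"tz": 0.008,"wx": 0,"wy": -0.34,"wz": 0.09}
    - {"tx": -0.006,"ty": -0.121,"tz": 0.008,"wx": 0,"wy": -0.34,"wz": 0.09}
    - {"tx": -0.006,"ty": -0.121,"tz": 0.009,"wx": 0,"wy": -0.34,"wz": 0.09}
    - {"tx": -0.007,"ty": -0.121,"tz": 0.009,"wx": 0,"wy": -0.34,"wz": 0.09}

```text
time: 21.37
eef_pos: [0.5821, 0.1918, 0.1332]
eef_rot: [3.141, 0.242, -0.14]
force: [0.1, -0.4, -0.9]
gripper_width: 0.37
grasp_force: 19.9
```

```bash
python3 - <<'E'
from h import *
capture("wrist"); s=get_state(); print(s["eef_pos"],s["eef_rot"],s["grasp_force"])
O=OFF.copy();O[2]=-.030
t=tcp_for(tray(0.002,.008,.017),TY,-.2352,O)
plan([(t+[0,0,.04],TY,-.2352,5),(t,TY,-.2352,5)])
E
```

```text
[0.58189257 0.196171   0.13190808] [-3.13997462  0.24505604 -0.13792099] 19.945194125175476
t 21.42 from [0.5819 0.1962 0.1319]
-> [0.6069 0.2068 0.0279] mm/row 21.5
  t [[0.048, -0.014, 0.095], [0.048, -0.014, 0.095], [0.047, -0.014, 0.095], [0.047, -0.014, 0.096], [0.047, -0.014, 0.096]] w [-0.    0.02  0.  ] rows 5
-> [ 0.6069  0.2068 -0.0121] mm/row 8.0
  t [0.009, -0.0, 0.039] w [0. 0. 0.] rows 5
```

Call:
carry_out:
  steps:
    - {"tx": 0.048,"ty": -0.014,"tz": 0.095,"wx": 0,"wy": 0.02,"wz": 0}
    - {"tx": 0.048,"ty": -0.014,"tz": 0.095,"wx": 0,"wy": 0.02,"wz": 0}
    - {"tx": 0.047,"ty": -0.014,"tz": 0.095,"wx": 0,"wy": 0.02,"wz": 0}
    - {"tx": 0.047,"ty": -0.014,"tz": 0.096,"wx": 0,"wy": 0.02,"wz": 0}
    - {"tx": 0.047,"ty": -0.014,"tz": 0.096,"wx": 0,"wy": 0.02,"wz": 0}

```text
time: 21.83
eef_pos: [0.6078, 0.2011, 0.0282]
eef_rot: [3.141, 0.23, -0.14]
force: [-0.3, -0.7, 0.1]
gripper_width: 0.37
grasp_force: 19.9
```

Call:
carry_out:
  steps:
    - {"tx": 0.012,"ty": 0,"tz": 0.05,"wx": 0,"wy": 0,"wz": 0}
    - {"tx": 0.012,"ty": 0,"tz": 0.05,"wx": 0,"wy": 0,"wz": 0}
    - {"tx": 0.009,"ty": 0,"tz": 0.04,"wx": 0,"wy": 0,"wz": 0}
    - {"tx": 0.007,"ty": 0,"tz": 0.03,"wx": 0,"wy": 0,"wz": 0}
    - {"tx": 0,"ty": 0,"tz": 0,"wx": 0,"wy": 0,"wz": 0}

```text
time: 22.25
eef_pos: [0.607, 0.2009, -0.007]
eef_rot: [3.141, 0.232, -0.14]
force: [-0.9, -0.6, -2.0]
gripper_width: 0.368
grasp_force: 19.9
```

Call:
carry_out:
  steps:
    - {"tx": 0.002,"ty": 0,"tz": 0.008,"wx": 0,"wy": 0,"wz": 0}
    - {"tx": 0,"ty": 0,"tz": 0,"wx": 0,"wy": 0,"wz": 0}
    - {"tx": 0,"ty": 0,"tz": 0,"wx": 0,"wy": 0,"wz": 0}
    - {"tx": 0,"ty": 0,"tz": 0,"wx": 0,"wy": 0,"wz": 0}
    - {"tx": 0,"ty": 0,"tz": 0,"wx": 0,"wy": 0,"wz": 0}

```text
time: 22.67
eef_pos: [0.6079, 0.2012, -0.0075]
eef_rot: [3.141, 0.23, -0.14]
force: [0.0, -0.9, -1.3]
gripper_width: 0.372
grasp_force: 19.9
```

Call:
carry_out:
  steps:
    - {"tx": 0.003,"ty": 0,"tz": 0.012,"wx": 0,"wy": 0,"wz": 0}
    - {"tx": 0.002,"ty": 0,"tz": 0.01,"wx": 0,"wy": 0,"wz": 0}
    - {"tx": 0,"ty": 0,"tz": 0,"wx": 0,"wy": 0,"wz": 0}
    - {"tx": 0,"ty": 0,"tz": 0,"wx": 0,"wy": 0,"wz": 0}
    - {"tx": 0,"ty": 0,"tz": 0,"wx": 0,"wy": 0,"wz": 0}

```text
time: 23.08
eef_pos: [0.6075, 0.2012, -0.0126]
eef_rot: [3.141, 0.231, -0.14]
force: [0.5, 0.4, -0.6]
gripper_width: 0.37
grasp_force: 19.9
```

Call:
carry_out:
  steps:
    - {"tx": 0.002,"ty": 0,"tz": 0.01,"wx": 0,"wy": 0,"wz": 0}
    - {"tx": 0,"ty": 0,"tz": 0,"wx": 0,"wy": 0,"wz": 0}
    - {"tx": 0,"ty": 0,"tz": 0,"wx": 0,"wy": 0,"wz": 0}
    - {"tx": 0,"ty": 0,"tz": 0,"wx": 0,"wy": 0,"wz": 0}
    - {"tx": 0,"ty": 0,"tz": 0,"wx": 0,"wy": 0,"wz": 0}

```text
time: 23.5
eef_pos: [0.6076, 0.2012, -0.0145]
eef_rot: [3.141, 0.231, -0.14]
force: [0.4, -0.2, -0.1]
gripper_width: 0.369
grasp_force: 19.9
```

Call:
carry_out:
  steps:
    - {"tx": 0.002,"ty": 0,"tz": 0.01,"wx": 0,"wy": 0,"wz": 0}
    - {"tx": 0,"ty": 0,"tz": 0,"wx": 0,"wy": 0,"wz": 0}
    - {"tx": 0,"ty": 0,"tz": 0,"wx": 0,"wy": 0,"wz": 0}
    - {"tx": 0,"ty": 0,"tz": 0,"wx": 0,"wy": 0,"wz": 0}
    - {"tx": 0,"ty": 0,"tz": 0,"wx": 0,"wy": 0,"wz": 0}

```text
time: 23.92
eef_pos: [0.6075, 0.2012, -0.0166]
eef_rot: [3.141, 0.231, -0.14]
force: [-0.3, 0.3, -0.7]
gripper_width: 0.367
grasp_force: 19.9
```

Call:
carry_out:
  steps:
    - {"tx": 0,"ty": 0.024,"tz": 0,"wx": 0,"wy": 0,"wz": 0}
    - {"tx": 0,"ty": 0.024,"tz": 0,"wx": 0,"wy": 0,"wz": 0}
    - {"tx": 0,"ty": 0.024,"tz": 0,"wx": 0,"wy": 0,"wz": 0}
    - {"tx": 0,"ty": 0.024,"tz": 0,"wx": 0,"wy": 0,"wz": 0}
    - {"tx": 0,"ty": 0.024,"tz": 0,"wx": 0,"wy": 0,"wz": 0}

```text
time: 24.33
eef_pos: [0.6041, 0.1768, -0.0166]
eef_rot: [3.141, 0.231, -0.14]
force: [0.5, 0.7, -1.2]
gripper_width: 0.371
grasp_force: 20.5
```

Call:
carry_out:
  steps:
    - {"tx": 0,"ty": 0.01,"tz": 0,"wx": 0,"wy": 0,"wz": 0}
    - {"tx": 0,"ty": 0.01,"tz": 0,"wx": 0,"wy": 0,"wz": 0}
    - {"tx": 0,"ty": 0,"tz": 0,"wx": 0,"wy": 0,"wz": 0}
    - {"tx": 0,"ty": 0,"tz": 0,"wx": 0,"wy": 0,"wz": 0}
    - {"tx": 0,"ty": 0,"tz": 0,"wx": 0,"wy": 0,"wz": 0}

```text
time: 24.75
eef_pos: [0.6035, 0.1736, -0.0166]
eef_rot: [3.141, 0.231, -0.14]
force: [0.3, -0.0, -1.4]
gripper_width: 0.368
grasp_force: 19.9
```

```bash
python3 - <<'E'
from look import *
s=get_state(); a,c=bars(save="w14"); print(s["eef_pos"],s["force"])
O=OFF.copy();O[2]=-.030; u=s["eef_pos"]+Ro.from_euler('xyz',s["eef_rot"]).apply(O)-T0; print("B local",u@EX,u@EY)
for y in(215,235,250): 
    print(y,[int(q) for q in a[y,300:460:5].mean(1)])
    print(y,[ (round(float(q@EX),4),round(float(q@EY),4)) for q in (onplane("wrist",x,y,.04,c)-T0 for x in(330,350,370,400,430))])
E
```

```text
white [ 432  235   62   60 2095] [464.9 258.7]
white [ 359  245   66   28 1494] [393.  256.8]
white [ 240  246   75   35 2355] [277.3 262.3]
white [245 292  67  11 470] [278.7 297.2]
[ 0.60354238  0.17357541 -0.01660174] [ 0.32361669 -0.03588841 -1.44259847]
B local 0.003169850671220757 -0.02539460715037603
215 [160, 159, 153, 163, 166, 166, 166, 169, 166, 168, 160, 161, 160, 161, 162, 164, 162, 163, 165, 165, 163, 164, 165, 164, 100, 124, 150, 153, 151, 156, 151, 151]
215 [(0.0529, -0.0472), (0.0529, -0.0557), (0.0529, -0.0644), (0.0529, -0.0782), (0.0528, -0.093)]
235 [163, 161, 160, 151, 167, 167, 166, 162, 164, 121, 108, 139, 160, 156, 161, 160, 163, 161, 161, 163, 161, 161, 163, 159, 103, 91, 90, 93, 140, 184, 188, 190]
235 [(0.0428, -0.0481), (0.0427, -0.0569), (0.0426, -0.0661), (0.0423, -0.0804), (0.042, -0.0959)]
250 [218, 223, 218, 187, 166, 170, 166, 164, 164, 102, 102, 103, 191, 222, 224, 224, 223, 223, 225, 225, 225, 224, 222, 224, 223, 131, 88, 117, 211, 224, 221, 220]
250 [(0.0346, -0.0488), (0.0345, -0.058), (0.0342, -0.0674), (0.0338, -0.0823), (0.0332, -0.0985)]
```

Call:
carry_out:
  steps:
    - {"tx": 0,"ty": 0.01,"tz": 0,"wx": 0,"wy": 0,"wz": 0}
    - {"tx": 0,"ty": 0.01,"tz": 0,"wx": 0,"wy": 0,"wz": 0}
    - {"tx": 0,"ty": 0.008,"tz": 0,"wx": 0,"wy": 0,"wz": 0}
    - {"tx": 0,"ty": 0,"tz": 0,"wx": 0,"wy": 0,"wz": 0}
    - {"tx": 0,"ty": 0,"tz": 0,"wx": 0,"wy": 0,"wz": 0}

```text
time: 25.22
eef_pos: [0.6028, 0.1677, -0.0166]
eef_rot: [3.141, 0.231, -0.14]
force: [0.3, -0.3, -1.2]
gripper_width: 0.37
grasp_force: 19.9
```

Call:
carry_out:
  steps:
    - {"tx": 0.001,"ty": 0,"tz": 0.005,"wx": 0,"wy": 0,"wz": 0}
    - {"tx": 0,"ty": 0,"tz": 0,"wx": 0,"wy": 0,"wz": 0}
    - {"tx": 0,"ty": 0,"tz": 0,"wx": 0,"wy": 0,"wz": 0}
    - {"tx": 0,"ty": 0,"tz": 0,"wx": 0,"wy": 0,"wz": 0}
    - {"tx": 0,"ty": 0,"tz": 0,"wx": 0,"wy": 0,"wz": 0}

```text
time: 25.63
eef_pos: [0.6029, 0.1679, -0.0175]
eef_rot: [3.141, 0.231, -0.14]
force: [0.7, -0.1, -0.3]
gripper_width: 0.369
grasp_force: 19.9
```

Call:
carry_out:
  steps:
    - {"tx": 0,"ty": -0.015,"tz": 0,"wx": 0,"wy": 0,"wz": 0}
    - {"tx": 0,"ty": -0.015,"tz": 0,"wx": 0,"wy": 0,"wz": 0}
    - {"tx": 0.002,"ty": 0,"tz": 0.007,"wx": 0,"wy": 0,"wz": 0}
    - {"tx": 0,"ty": 0,"tz": 0,"wx": 0,"wy": 0,"wz": 0}
    - {"tx": 0,"ty": 0,"tz": 0,"wx": 0,"wy": 0,"wz": 0}

```text
time: 26.05
eef_pos: [0.6037, 0.1745, -0.0176]
eef_rot: [-3.141, 0.231, -0.139]
force: [-2.5, -0.4, 9.1]
gripper_width: 0.369
grasp_force: 19.9
```

Call:
carry_out:
  steps:
    - {"tx": 0.001,"ty": 0,"tz": 0.005,"wx": 0,"wy": 0,"wz": 0}
    - {"tx": 0,"ty": 0,"tz": 0,"wx": 0,"wy": 0,"wz": 0}
    - {"tx": 0,"ty": 0,"tz": 0,"wx": 0,"wy": 0,"wz": 0}
    - {"tx": 0,"ty": 0,"tz": 0,"wx": 0,"wy": 0,"wz": 0}
    - {"tx": 0,"ty": 0,"tz": 0,"wx": 0,"wy": 0,"wz": 0}

```text
time: 26.47
eef_pos: [0.6037, 0.1745, -0.0176]
eef_rot: [-3.141, 0.23, -0.139]
force: [-4.9, -1.6, 14.7]
gripper_width: 0.37
grasp_force: 20.0
```

Contact at -0.0176. Relax, release, rise and head for the third bar.

Call:
carry_out:
  steps:
    - {"tx": -0.002,"ty": 0,"tz": -0.011,"wx": 0,"wy": 0,"wz": 0}
    - {"tx": 0,"ty": 0,"tz": 0,"wx": 0,"wy": 0,"wz": 0}
    - {"tx": 0,"ty": 0,"tz": 0,"wx": 0,"wy": 0,"wz": 0}
    - {"tx": 0,"ty": 0,"tz": 0,"wx": 0,"wy": 0,"wz": 0}
    - {"tx": 0,"ty": 0,"tz": 0,"wx": 0,"wy": 0,"wz": 0}
  claw: 0.06

```text
time: 26.88
eef_pos: [0.6035, 0.1739, -0.0183]
eef_rot: [3.141, 0.232, -0.14]
force: [-0.8, -0.6, -0.4]
gripper_width: 0.467
grasp_force: 0.0
```

Call:
carry_out:
  steps:
    - {"tx": -0.005,"ty": 0,"tz": -0.02,"wx": 0,"wy": 0,"wz": 0}
    - {"tx": -0.012,"ty": 0,"tz": -0.05,"wx": 0,"wy": 0,"wz": 0}
    - {"tx": -0.03,"ty": 0,"tz": -0.13,"wx": 0,"wy": 0,"wz": 0}
    - {"tx": -0.04,"ty": 0,"tz": -0.17,"wx": 0,"wy": 0,"wz": 0}
    - {"tx": -0.04,"ty": 0,"tz": -0.17,"wx": 0,"wy": 0,"wz": 0}

```text
time: 27.3
eef_pos: [0.6032, 0.1738, 0.0946]
eef_rot: [3.141, 0.232, -0.14]
force: [0.5, -0.5, 0.9]
gripper_width: 0.47
grasp_force: 0.0
```

```bash
python3 - <<'E'
from look import *
capture("wrist"); s=get_state(); a,c=bars(save="w15"); print(s["time"],s["eef_pos"],s["eef_rot"])
h=cv2.cvtColor(a,cv2.COLOR_BGR2HSV)
m=cv2.inRange(h,(3,150,130),(18,255,255))
for cc in cv2.findContours(m,0,2)[0]:
    if cv2.contourArea(cc)>100: print("orange",cv2.boundingRect(cc),cv2.boxPoints(cv2.minAreaRect(cc)).round().tolist())
for n,x,y in(("lug",0,0),): pass
plan([((.575,.0,.125),-.08,.03,6),((.5695,-.271,.085),-.0,.2535,9)])
E
```

```text
white [ 373  153   42   49 1716] [393.2 177. ]
white [ 258  155   42   50 2028] [278.6 178.8]
white [ 330  155   44   51 1903] [351.2 180.3]
green [ 323  199   83   33 1717] [362.5 215.2]
green [260 206  39  26 963] [278.9 217.9]
27.35 [0.60720312 0.17444938 0.10309161] [-3.13859866  0.21959405 -0.13911565]
orange (72, 179, 32, 54) [[66.0, 228.0], [81.0, 173.0], [103.0, 179.0], [89.0, 234.0]]
t 27.4 from [0.6076 0.1745 0.1007]
-> [0.575 0.    0.125] mm/row 29.9
  t [[-0.011, 0.148, -0.019], [-0.012, 0.148, -0.019], [-0.012, 0.148, -0.019], [-0.013, 0.147, -0.02], [-0.014, 0.147, -0.02], [-0.014, 0.147, -0.02]] w [-0.01  0.41 -0.1 ] rows 6
-> [ 0.5695 -0.271   0.085 ] mm/row 30.4
  t [[0.008, 0.15, 0.022], [0.006, 0.15, 0.022], [0.005, 0.15, 0.022], [0.003, 0.151, 0.022], [0.001, 0.151, 0.022], [-0.001, 0.151, 0.022], [-0.003, 0.151, 0.022], [-0.005, 0.151, 0.021], [-0.007, 0.151, 0.021]] w [ 0.01  0.25 -0.09] rows 9
```

Call:
carry_out:
  steps:
    - {"tx": -0.011,"ty": 0.148,"tz": -0.019,"wx": 0,"wy": 0.41,"wz": -0.1}
    - {"tx": -0.012,"ty": 0.148,"tz": -0.019,"wx": 0,"wy": 0.41,"wz": -0.1}
    - {"tx": -0.012,"ty": 0.148,"tz": -0.019,"wx": 0,"wy": 0.41,"wz": -0.1}
    - {"tx": -0.013,"ty": 0.147,"tz": -0.02,"wx": 0,"wy": 0.41,"wz": -0.1}
    - {"tx": -0.014,"ty": 0.147,"tz": -0.02,"wx": 0,"wy": 0.41,"wz": -0.1}

```text
time: 27.82
eef_pos: [0.5763, 0.0272, 0.1142]
eef_rot: [-3.136, 0.023, -0.089]
force: [0.5, -1.2, 1.3]
gripper_width: 0.473
grasp_force: 0.0
```

Call:
carry_out:
  steps:
    - {"tx": -0.014,"ty": 0.147,"tz": -0.02,"wx": 0,"wy": 0.41,"wz": -0.1}
    - {"tx": 0.008,"ty": 0.15,"tz": 0.022,"wx": 0.01,"wy": 0.25,"wz": -0.09}
    - {"tx": 0.006,"ty": 0.15,"tz": 0.022,"wx": 0.01,"wy": 0.25,"wz": -0.09}
    - {"tx": 0.005,"ty": 0.15,"tz": 0.022,"wx": 0.01,"wy": 0.25,"wz": -0.09}
    - {"tx": 0.003,"ty": 0.15,"tz": 0.022,"wx": 0.01,"wy": 0.25,"wz": -0.09}

```text
time: 28.23
eef_pos: [0.5685, -0.122, 0.0998]
eef_rot: [-3.134, -0.118, -0.044]
force: [0.9, 0.5, -0.8]
gripper_width: 0.468
grasp_force: 0.0
```

Call:
carry_out:
  steps:
    - {"tx": 0.001,"ty": 0.151,"tz": 0.022,"wx": 0.01,"wy": 0.25,"wz": -0.09}
    - {"tx": -0.001,"ty": 0.151,"tz": 0.022,"wx": 0.01,"wy": 0.25,"wz": -0.09}
    - {"tx": -0.003,"ty": 0.151,"tz": 0.022,"wx": 0.01,"wy": 0.25,"wz": -0.09}
    - {"tx": -0.005,"ty": 0.151,"tz": 0.022,"wx": 0.01,"wy": 0.25,"wz": -0.09}
    - {"tx": -0.007,"ty": 0.151,"tz": 0.022,"wx": 0.01,"wy": 0.25,"wz": -0.09}

```text
time: 28.65
eef_pos: [0.5652, -0.273, 0.0763]
eef_rot: [-3.137, -0.243, 0.0]
force: [0.4, 0.2, 0.1]
gripper_width: 0.474
grasp_force: 0.0
```

```bash
python3 - <<'E'
from look import *
capture("wrist"); capture("wrist"); s=get_state(); a,c=bars(save="w16"); print(s["time"],s["eef_pos"],s["eef_rot"])
for y in(253,256,260): print(y,[int(q) for q in a[y,195:360:5].mean(1)])
plan([((.5882,-.271,.007),0,.2535,10)])
E
```

```text
white [ 245  171   51   71 3348] [270.3 205.7]
28.75 [ 0.56419741 -0.27581812  0.07542025] [-3.13768667 -0.24128935 -0.00477743]
253 [134, 134, 134, 134, 136, 131, 152, 189, 143, 143, 99, 94, 98, 99, 100, 103, 106, 105, 105, 105, 150, 153, 153, 153, 153, 151, 187, 157, 157, 175, 175, 173, 172]
256 [136, 134, 133, 133, 136, 172, 195, 198, 72, 144, 99, 99, 99, 97, 102, 104, 107, 107, 106, 106, 155, 156, 156, 157, 156, 91, 190, 193, 184, 174, 172, 173, 173]
260 [125, 131, 137, 184, 194, 196, 193, 190, 74, 162, 163, 98, 103, 104, 102, 110, 108, 106, 108, 106, 164, 166, 165, 167, 169, 80, 175, 195, 194, 194, 190, 174, 173]
t 28.8 from [ 0.5644 -0.2735  0.0756]
-> [ 0.5882 -0.271   0.007 ] mm/row 7.3
  t [[0.003, -0.001, 0.036], [0.003, -0.001, 0.036], [0.003, -0.001, 0.036], [0.003, -0.001, 0.036], [0.003, -0.001, 0.036], [0.003, -0.001, 0.036], [0.003, -0.001, 0.036], [0.003, -0.001, 0.036], [0.003, -0.001, 0.036], [0.003, -0.001, 0.036]] w [-0.    0.01 -0.  ] rows 10
```

Call:
carry_out:
  steps:
    - {"tx": 0.003,"ty": -0.009,"tz": 0.03,"wx": -0.01,"wy": 0.03,"wz": 0}
    - {"tx": 0.003,"ty": -0.009,"tz": 0.03,"wx": -0.01,"wy": 0.03,"wz": 0}
    - {"tx": 0.003,"ty": 0,"tz": 0.03,"wx": -0.01,"wy": 0.03,"wz": 0}
    - {"tx": 0.003,"ty": 0,"tz": 0.02,"wx": 0,"wy": 0,"wz": 0}
    - {"tx": 0,"ty": 0,"tz": 0,"wx": 0,"wy": 0,"wz": 0}

```text
time: 29.22
eef_pos: [0.5731, -0.2663, 0.054]
eef_rot: [-3.139, -0.248, 0.001]
force: [-1.2, -0.5, -0.8]
gripper_width: 0.468
grasp_force: 0.0
```

```bash
python3 - <<'E'
from look import *
s=get_state(); a,c=bars(save="w17"); print(s["time"],s["eef_pos"],s["eef_rot"])
for y in(252,256,260): print(y,[int(q) for q in a[y,195:360:5].mean(1)])
plan([((.5882,-.271,.007),0,.2535,10)])
E
```

```text
white [ 257  183   58   78 4045] [285.3 220.9]
green [260 269  48  20 568] [286.7 281.7]
29.2167 [ 0.57311765 -0.26627098  0.05399607] [-3.13865716e+00 -2.48313756e-01  1.24685306e-03]
252 [156, 156, 157, 154, 156, 154, 157, 178, 140, 158, 156, 157, 124, 197, 204, 203, 202, 201, 204, 202, 206, 207, 205, 186, 154, 155, 171, 158, 154, 155, 156, 100, 155]
256 [153, 154, 155, 157, 155, 172, 198, 195, 73, 154, 153, 156, 125, 192, 198, 203, 200, 200, 202, 203, 205, 204, 204, 175, 153, 90, 189, 193, 178, 154, 151, 92, 172]
260 [154, 155, 155, 183, 198, 196, 199, 193, 73, 153, 154, 156, 124, 153, 179, 180, 185, 185, 190, 194, 196, 197, 201, 155, 154, 84, 173, 197, 194, 195, 183, 112, 173]
t 29.27 from [ 0.5732 -0.2667  0.0545]
-> [ 0.5882 -0.271   0.007 ] mm/row 5.0
  t [0.001, 0.002, 0.025] w [-0.  0.  0.] rows 10
```

Call:
carry_out:
  steps:
    - {"tx": 0,"ty": 0.01,"tz": 0.02,"wx": 0,"wy": 0.02,"wz": 0}
    - {"tx": 0.001,"ty": 0.009,"tz": 0.03,"wx": 0,"wy": 0.02,"wz": 0}
    - {"tx": 0.001,"ty": 0,"tz": 0.04,"wx": 0,"wy": 0,"wz": 0}
    - {"tx": 0.001,"ty": 0,"tz": 0.04,"wx": 0,"wy": 0,"wz": 0}
    - {"tx": 0.001,"ty": 0,"tz": 0.04,"wx": 0,"wy": 0,"wz": 0}

```text
time: 29.68
eef_pos: [0.5823, -0.2716, 0.0214]
eef_rot: [-3.139, -0.253, -0.001]
force: [1.4, -0.5, 0.6]
gripper_width: 0.47
grasp_force: 0.0
```

Call:
carry_out:
  steps:
    - {"tx": 0.001,"ty": 0,"tz": 0.03,"wx": 0,"wy": 0,"wz": 0}
    - {"tx": 0.001,"ty": 0,"tz": 0.02,"wx": 0,"wy": 0,"wz": 0}
    - {"tx": 0,"ty": 0,"tz": 0.01,"wx": 0,"wy": 0,"wz": 0}
    - {"tx": 0,"ty": 0,"tz": 0,"wx": 0,"wy": 0,"wz": 0}
    - {"tx": 0,"ty": 0,"tz": 0,"wx": 0,"wy": 0,"wz": 0}

```text
time: 30.1
eef_pos: [0.5859, -0.2715, 0.011]
eef_rot: [-3.14, -0.254, -0.0]
force: [-0.1, 0.1, 0.6]
gripper_width: 0.471
grasp_force: 0.0
```

Call:
carry_out:
  steps:
    - {"tx": 0.004,"ty": 0,"tz": 0.01,"wx": 0,"wy": 0,"wz": 0}
    - {"tx": 0.002,"ty": 0,"tz": 0.007,"wx": 0,"wy": 0,"wz": 0}
    - {"tx": 0,"ty": 0,"tz": 0,"wx": 0,"wy": 0,"wz": 0}
    - {"tx": 0,"ty": 0,"tz": 0,"wx": 0,"wy": 0,"wz": 0}
    - {"tx": 0,"ty": 0,"tz": 0,"wx": 0,"wy": 0,"wz": 0}

```text
time: 30.52
eef_pos: [0.5878, -0.2715, 0.0081]
eef_rot: [-3.14, -0.254, -0.0]
force: [0.2, -0.5, -0.2]
gripper_width: 0.474
grasp_force: 0.0
```

Call:
carry_out:
  steps:
    - {"tx": 0,"ty": 0,"tz": 0,"wx": 0,"wy": 0,"wz": 0}
    - {"tx": 0,"ty": 0,"tz": 0,"wx": 0,"wy": 0,"wz": 0}
    - {"tx": 0,"ty": 0,"tz": 0,"wx": 0,"wy": 0,"wz": 0}
    - {"tx": 0,"ty": 0,"tz": 0,"wx": 0,"wy": 0,"wz": 0}
    - {"tx": 0,"ty": 0,"tz": 0,"wx": 0,"wy": 0,"wz": 0}
  claw: 1
  squeeze: 20

```text
time: 30.93
eef_pos: [0.5877, -0.2714, 0.008]
eef_rot: [-3.14, -0.254, -0.0]
force: [-1.4, -0.4, 1.5]
gripper_width: 0.372
grasp_force: 19.9
```

```bash
python3 - <<'E'
from h import *
np.set_printoptions(precision=4,suppress=True)
c=dict(np.load("w15.npz"))
for n,p in dict(Btl=(259,156),Btr=(299,156),Bsl=(261,205),Bsr=(298,205),A=(331,156),Ar=(373,155),Tr=(414,154)).items():
    q=onplane("wrist",*p,.04,c)-T0; print(n,(q@EX).round(4),(q@EY).round(4))
for p in((81,173),(103,179),(66,228),(89,234)):
  for z in(.084,.06):
    q=onplane("wrist",*p,z,c)-T0; print("lug",p,z,(q@EX).round(4),(q@EY).round(4))
s=get_state(); print(s["eef_pos"],s["eef_rot"],s["gripper_width"],s["grasp_force"])
plan([((.57,-.27,.13),0,.253,5),((.575,.0,.14),-.08,0,10),((.585,.20,.13),TY,-.2352,10)])
E
```

```text
Btl 0.0364 -0.0096
Btr 0.0365 -0.0402
Bsl -0.0067 -0.0101
Bsr -0.0066 -0.0407
A 0.0368 -0.0651
Ar 0.0387 -0.0987
Tr 0.0412 -0.1339
lug (81, 173) 0.084 0.045 0.1184
lug (81, 173) 0.06 0.035 0.1364
lug (103, 179) 0.084 0.0395 0.1001
lug (103, 179) 0.06 0.0288 0.1158
lug (66, 228) 0.084 -0.0031 0.1509
lug (66, 228) 0.06 -0.0191 0.173
lug (89, 234) 0.084 -0.0083 0.1283
lug (89, 234) 0.06 -0.025 0.1476
[ 0.5877 -0.2714  0.008 ] [-3.1397 -0.2537 -0.0001] 0.37194034356931716 19.88072633743286
t 30.93 from [ 0.5877 -0.2714  0.008 ]
-> [ 0.57 -0.27  0.13] mm/row 24.7
  t [0.013, -0.002, -0.123] w [-0. -0. -0.] rows 5
-> [0.575 0.    0.14 ] mm/row 27.0
  t [[0.004, -0.135, -0.004], [0.002, -0.135, -0.004], [0.001, -0.135, -0.005], [0.0, -0.135, -0.005], [-0.001, -0.135, -0.005], [-0.002, -0.135, -0.005], [-0.003, -0.135, -0.005], [-0.005, -0.135, -0.005], [-0.006, -0.135, -0.005], [-0.007, -0.135, -0.005]] w [-0.01 -0.25  0.08] rows 10
-> [0.585 0.2   0.13 ] mm/row 20.0
  t [[-0.003, -0.1, 0.005], [-0.003, -0.1, 0.005], [-0.004, -0.1, 0.005], [-0.004, -0.1, 0.005], [-0.005, -0.1, 0.006], [-0.005, -0.1, 0.006], [-0.006, -0.1, 0.006], [-0.006, -0.1, 0.006], [-0.007, -0.1, 0.006], [-0.007, -0.1, 0.007]] w [ 0.01 -0.24  0.06] rows 10
```

Call:
carry_out:
  steps:
    - {"tx": 0.005,"ty": 0,"tz": -0.05,"wx": 0,"wy": 0,"wz": 0}
    - {"tx": 0.013,"ty": 0,"tz": -0.13,"wx": 0,"wy": 0,"wz": 0}
    - {"tx": 0.013,"ty": 0,"tz": -0.15,"wx": 0,"wy": 0,"wz": 0}
    - {"tx": 0.013,"ty": 0,"tz": -0.15,"wx": 0,"wy": 0,"wz": 0}
    - {"tx": 0.013,"ty": 0,"tz": -0.15,"wx": 0,"wy": 0,"wz": 0}

```text
time: 31.35
eef_pos: [0.5666, -0.2716, 0.1345]
eef_rot: [-3.14, -0.253, -0.0]
force: [0.8, 0.3, -0.4]
gripper_width: 0.365
grasp_force: 19.9
```

Call:
carry_out:
  steps:
    - {"tx": 0.004,"ty": -0.135,"tz": -0.004,"wx": 0,"wy": -0.25,"wz": 0.08}
    - {"tx": 0.002,"ty": -0.135,"tz": -0.004,"wx": 0,"wy": -0.25,"wz": 0.08}
    - {"tx": 0.001,"ty": -0.135,"tz": -0.005,"wx": 0,"wy": -0.25,"wz": 0.08}
    - {"tx": 0,"ty": -0.135,"tz": -0.005,"wx": 0,"wy": -0.25,"wz": 0.08}
    - {"tx": -0.001,"ty": -0.135,"tz": -0.005,"wx": 0,"wy": -0.25,"wz": 0.08}

```text
time: 31.77
eef_pos: [0.5691, -0.1357, 0.1392]
eef_rot: [-3.133, -0.128, -0.041]
force: [0.5, -0.1, -0.9]
gripper_width: 0.369
grasp_force: 19.9
```

Call:
carry_out:
  steps:
    - {"tx": -0.002,"ty": -0.135,"tz": -0.005,"wx": 0,"wy": -0.25,"wz": 0.08}
    - {"tx": -0.003,"ty": -0.135,"tz": -0.005,"wx": 0,"wy": -0.25,"wz": 0.08}
    - {"tx": -0.005,"ty": -0.135,"tz": -0.005,"wx": 0,"wy": -0.25,"wz": 0.08}
    - {"tx": -0.006,"ty": -0.135,"tz": -0.005,"wx": 0,"wy": -0.25,"wz": 0.08}
    - {"tx": -0.007,"ty": -0.135,"tz": -0.005,"wx": 0,"wy": -0.25,"wz": 0.08}

```text
time: 32.18
eef_pos: [0.5717, -0.0005, 0.1452]
eef_rot: [-3.13, -0.003, -0.08]
force: [1.5, -1.1, -1.3]
gripper_width: 0.371
grasp_force: 19.9
```

Call:
carry_out:
  steps:
    - {"tx": -0.003,"ty": -0.1,"tz": 0.005,"wx": 0,"wy": -0.24,"wz": 0.06}
    - {"tx": -0.003,"ty": -0.1,"tz": 0.005,"wx": 0,"wy": -0.24,"wz": 0.06}
    - {"tx": -0.004,"ty": -0.1,"tz": 0.005,"wx": 0,"wy": -0.24,"wz": 0.06}
    - {"tx": -0.004,"ty": -0.1,"tz": 0.005,"wx": 0,"wy": -0.24,"wz": 0.06}
    - {"tx": -0.005,"ty": -0.1,"tz": 0.006,"wx": 0,"wy": -0.24,"wz": 0.06}

```text
time: 32.6
eef_pos: [0.5769, 0.0992, 0.1412]
eef_rot: [-3.132, 0.118, -0.108]
force: [0.3, -0.5, -1.0]
gripper_width: 0.371
grasp_force: 19.9
```

Call:
carry_out:
  steps:
    - {"tx": -0.005,"ty": -0.1,"tz": 0.006,"wx": 0,"wy": -0.24,"wz": 0.06}
    - {"tx": -0.006,"ty": -0.1,"tz": 0.006,"wx": 0,"wy": -0.24,"wz": 0.06}
    - {"tx": -0.006,"ty": -0.1,"tz": 0.006,"wx": 0,"wy": -0.24,"wz": 0.06}
    - {"tx": -0.007,"ty": -0.1,"tz": 0.006,"wx": 0,"wy": -0.24,"wz": 0.06}
    - {"tx": -0.007,"ty": -0.1,"tz": 0.007,"wx": 0,"wy": -0.24,"wz": 0.06}

```text
time: 33.02
eef_pos: [0.5819, 0.1993, 0.137]
eef_rot: [-3.137, 0.238, -0.138]
force: [1.1, 0.0, -0.9]
gripper_width: 0.37
grasp_force: 19.9
```

```bash
python3 - <<'E'
from h import *
for i in range(4): capture("wrist")
s=get_state(); print(s["time"],s["eef_pos"],s["eef_rot"],s["grasp_force"])
O=OFF.copy();O[2]=-.027; O[0]+=.0014
t=tcp_for(tray(0.002,.031,.017),TY,-.2352,O)
plan([(t+[0,0,.06],TY,-.2352,5),(t,TY,-.2352,5)])
E
```

```text
33.2167 [0.58183566 0.1983573  0.13631006] [-3.13716272  0.23720758 -0.13634115] 19.87424522638321
t 33.22 from [0.5818 0.1984 0.1363]
-> [0.6095 0.2297 0.0512] mm/row 19.0
  t [0.042, -0.034, 0.077] w [-0.01  0.    0.01] rows 5
-> [ 0.6095  0.2297 -0.0088] mm/row 12.0
  t [0.014, -0.0, 0.058] w [0. 0. 0.] rows 5
```

Call:
carry_out:
  steps:
    - {"tx": 0.052,"ty": -0.042,"tz": 0.096,"wx": -0.01,"wy": 0,"wz": 0.01}
    - {"tx": 0.052,"ty": -0.042,"tz": 0.096,"wx": -0.01,"wy": 0,"wz": 0.01}
    - {"tx": 0.052,"ty": -0.042,"tz": 0.096,"wx": -0.01,"wy": 0,"wz": 0.01}
    - {"tx": 0.052,"ty": -0.042,"tz": 0.096,"wx": -0.01,"wy": 0,"wz": 0.01}
    - {"tx": 0,"ty": 0,"tz": 0,"wx": 0,"wy": 0,"wz": 0}

```text
time: 33.63
eef_pos: [0.607, 0.2281, 0.0478]
eef_rot: [3.139, 0.243, -0.142]
force: [-1.5, -0.3, -2.0]
gripper_width: 0.364
grasp_force: 19.9
```

```bash
python3 - <<'E'
from look import *
s=get_state(); a,c=bars(save="w18"); print(s["time"],s["eef_pos"],s["eef_rot"])
h=cv2.cvtColor(a,cv2.COLOR_BGR2HSV); m=cv2.inRange(h,(3,150,130),(18,255,255))
for cc in cv2.findContours(m,0,2)[0]:
    if cv2.contourArea(cc)>100: print("orange",cv2.boundingRect(cc),cv2.boxPoints(cv2.minAreaRect(cc)).round().tolist())
O=OFF.copy();O[2]=-.027; O[0]+=.0014
u=s["eef_pos"]+Ro.from_euler('xyz',s["eef_rot"]).apply(O)-T0; print("C local",u@EX,u@EY,u)
w=cv2.inRange(h,(15,8,180),(45,60,255))
for y in(205,215,225):
    r=np.flatnonzero(w[y,300:520]); 
    if len(r): x=300+r[0]; print(y,x,[(round(float(q@EX),4),round(float(q@EY),4)) for q in [onplane("wrist",x,y,.04,c)-T0]])
E
```

```text
white [ 336  175   54   59 2473] [363.6 202.3]
white [ 461  175   46   53 1698] [482.8 200.6]
white [428 178  40  38 796] [450.1 191.2]
white [ 415  188   40   46 1067] [433.  216.5]
white [ 242  238   74   41 2130] [278.7 256.7]
white [283 290  27  10 192] [295.9 294.3]
green [ 401  229   78   33 1594] [437.2 246.6]
green [468 229  21  18 202] [478.8 234.7]
green [344 237  33  27 550] [362.1 251.6]
33.6333 [0.60704607 0.22811319 0.04782596] [ 3.13929028  0.24334939 -0.14231968]
orange (91, 202, 40, 75) [[85.0, 272.0], [98.0, 197.0], [130.0, 202.0], [117.0, 278.0]]
C local 2.3401988037800283e-05 0.029127122374475952 [0.00408766 0.02883888 0.0735987 ]
205 344 [(0.0166, -0.0134)]
215 347 [(0.009, -0.0162)]
225 350 [(0.0011, -0.0192)]
```

Call:
carry_out:
  steps:
    - {"tx": 0.012,"ty": -0.01,"tz": 0.05,"wx": 0,"wy": 0,"wz": 0}
    - {"tx": 0.017,"ty": 0,"tz": 0.07,"wx": 0,"wy": 0,"wz": 0}
    - {"tx": 0.015,"ty": 0,"tz": 0.06,"wx": 0,"wy": 0,"wz": 0}
    - {"tx": 0.012,"ty": 0,"tz": 0.05,"wx": 0,"wy": 0,"wz": 0}
    - {"tx": 0,"ty": 0,"tz": 0,"wx": 0,"wy": 0,"wz": 0}

```text
time: 34.1
eef_pos: [0.6078, 0.2301, 0.0028]
eef_rot: [3.14, 0.241, -0.142]
force: [-0.5, 0.3, -1.2]
gripper_width: 0.371
grasp_force: 19.9
```

Call:
carry_out:
  steps:
    - {"tx": 0.006,"ty": 0,"tz": 0.025,"wx": 0,"wy": 0,"wz": 0}
    - {"tx": 0.005,"ty": 0,"tz": 0.02,"wx": 0,"wy": 0,"wz": 0}
    - {"tx": 0,"ty": 0,"tz": 0,"wx": 0,"wy": 0,"wz": 0}
    - {"tx": 0,"ty": 0,"tz": 0,"wx": 0,"wy": 0,"wz": 0}
    - {"tx": 0,"ty": 0,"tz": 0,"wx": 0,"wy": 0,"wz": 0}

```text
time: 34.52
eef_pos: [0.6095, 0.231, -0.0041]
eef_rot: [-3.141, 0.237, -0.141]
force: [0.3, -0.3, -1.2]
gripper_width: 0.371
grasp_force: 19.9
```

```bash
python3 - <<'E'
from look import *
s=get_state(); a,c=bars(save="w19"); print(s["time"],s["eef_pos"],s["eef_rot"],s["force"])
for y in(235,245,252): print(y,[int(q) for q in a[y,300:400:4].mean(1)])
for x in(340,345,350,355,360): q=onplane("wrist",x,250,.04,c)-T0; print(x,q@EX,q@EY)
E
```

```text
white [ 503  218   49   55 1577] [526.6 242.1]
white [469 225  42  36 870] [491.4 237.3]
white [389 226  35  45 947] [407.4 242.5]
white [ 446  236   43   50 1246] [468.1 266.1]
white [ 242  238   74   42 2241] [275.5 257.9]
white [246 291  38  10 273] [264.9 295. ]
green [424 263  59  34 523] [450.  285.2]
34.5167 [ 0.60949045  0.23095428 -0.00408035] [-3.14115838  0.23664356 -0.14113406] [ 0.29161142 -0.27879452 -1.19247716]
235 [162, 161, 159, 157, 144, 164, 163, 164, 164, 162, 162, 165, 100, 74, 70, 72, 67, 68, 67, 64, 65, 62, 60, 213, 214]
245 [215, 215, 217, 214, 180, 165, 164, 162, 161, 161, 161, 107, 94, 95, 63, 62, 53, 57, 56, 55, 53, 48, 48, 50, 188]
252 [212, 209, 208, 204, 168, 163, 163, 160, 163, 164, 159, 96, 91, 89, 81, 55, 52, 56, 56, 48, 47, 49, 44, 45, 37]
340 0.02306654376112782 0.0011908070081794212
345 0.023016789770764493 -0.001356015748163855
350 0.022963034548319942 -0.003920548124140036
355 0.022905210448536304 -0.0065042977672879814
360 0.02284324393493951 -0.009108814301256832
```

Call:
carry_out:
  steps:
    - {"tx": 0.004,"ty": 0,"tz": 0.018,"wx": 0,"wy": 0,"wz": 0}
    - {"tx": 0.004,"ty": 0,"tz": 0.017,"wx": 0,"wy": 0,"wz": 0}
    - {"tx": 0,"ty": 0,"tz": 0,"wx": 0,"wy": 0,"wz": 0}
    - {"tx": 0,"ty": 0,"tz": 0,"wx": 0,"wy": 0,"wz": 0}
    - {"tx": 0,"ty": 0,"tz": 0,"wx": 0,"wy": 0,"wz": 0}

```text
time: 34.98
eef_pos: [0.609, 0.2309, -0.0118]
eef_rot: [-3.142, 0.238, -0.141]
force: [0.9, 1.1, -0.6]
gripper_width: 0.373
grasp_force: 19.9
```

Call:
carry_out:
  steps:
    - {"tx": 0.002,"ty": 0,"tz": 0.01,"wx": 0,"wy": 0,"wz": 0}
    - {"tx": 0,"ty": 0,"tz": 0,"wx": 0,"wy": 0,"wz": 0}
    - {"tx": 0,"ty": 0,"tz": 0,"wx": 0,"wy": 0,"wz": 0}
    - {"tx": 0,"ty": 0,"tz": 0,"wx": 0,"wy": 0,"wz": 0}
    - {"tx": 0,"ty": 0,"tz": 0,"wx": 0,"wy": 0,"wz": 0}

```text
time: 35.4
eef_pos: [0.609, 0.2309, -0.0137]
eef_rot: [-3.141, 0.237, -0.141]
force: [-0.4, -0.5, -0.6]
gripper_width: 0.366
grasp_force: 19.9
```

Call:
carry_out:
  steps:
    - {"tx": 0.001,"ty": 0,"tz": 0.006,"wx": 0,"wy": 0,"wz": 0}
    - {"tx": 0,"ty": 0,"tz": 0,"wx": 0,"wy": 0,"wz": 0}
    - {"tx": 0,"ty": 0,"tz": 0,"wx": 0,"wy": 0,"wz": 0}
    - {"tx": 0,"ty": 0,"tz": 0,"wx": 0,"wy": 0,"wz": 0}
    - {"tx": 0,"ty": 0,"tz": 0,"wx": 0,"wy": 0,"wz": 0}

```text
time: 35.82
eef_pos: [0.6092, 0.2309, -0.0141]
eef_rot: [-3.141, 0.237, -0.141]
force: [-1.8, -0.6, 6.1]
gripper_width: 0.367
grasp_force: 19.9
```

Call:
carry_out:
  steps:
    - {"tx": 0,"ty": 0,"tz": 0,"wx": 0,"wy": 0,"wz": 0}
    - {"tx": 0,"ty": 0,"tz": 0,"wx": 0,"wy": 0,"wz": 0}
    - {"tx": 0,"ty": 0,"tz": 0,"wx": 0,"wy": 0,"wz": 0}
    - {"tx": 0,"ty": 0,"tz": 0,"wx": 0,"wy": 0,"wz": 0}
    - {"tx": 0,"ty": 0,"tz": 0,"wx": 0,"wy": 0,"wz": 0}
  claw: 0.07

```text
time: 36.23
eef_pos: [0.6088, 0.2309, -0.0152]
eef_rot: [-3.142, 0.238, -0.141]
force: [0.6, 0.3, -0.1]
gripper_width: 0.464
grasp_force: 0.0
```

Call:
carry_out:
  steps:
    - {"tx": -0.005,"ty": 0,"tz": -0.02,"wx": 0,"wy": 0,"wz": 0}
    - {"tx": -0.012,"ty": 0,"tz": -0.05,"wx": 0,"wy": 0,"wz": 0}
    - {"tx": -0.03,"ty": 0,"tz": -0.13,"wx": 0,"wy": 0,"wz": 0}
    - {"tx": -0.045,"ty": 0,"tz": -0.19,"wx": 0,"wy": 0,"wz": 0}
    - {"tx": -0.045,"ty": 0,"tz": -0.19,"wx": 0,"wy": 0,"wz": 0}

```text
time: 36.65
eef_pos: [0.6089, 0.2306, 0.1056]
eef_rot: [3.141, 0.239, -0.141]
force: [0.9, 1.1, 0.7]
gripper_width: 0.465
grasp_force: 0.0
```

```bash
python3 - <<'E'
from look import *
for i in range(3): capture("wrist")
s=get_state(); a,c=bars(save="w20"); print(s["time"],s["eef_pos"],s["eef_rot"],s["force"])
h=cv2.cvtColor(a,cv2.COLOR_BGR2HSV); m=cv2.inRange(h,(3,150,130),(18,255,255))
for cc in cv2.findContours(m,0,2)[0]:
    if cv2.contourArea(cc)>100: print("orange",cv2.boundingRect(cc),cv2.approxPolyDP(cc,2,True).reshape(-1,2).tolist(),[a[int(cc[:,0,1].mean()),int(cc[:,0,0].mean())].tolist()])
E
```

```text
white [ 259  148   42   50 1778] [279.  172.7]
white [ 328  148   42   49 1866] [348.4 172.3]
white [ 434  150   36   45 1243] [451.  171.4]
white [406 152  29  27 389] [423.5 161.6]
white [393 167  36  32 732] [409.7 186.3]
green [ 380  189   74   35 1466] [414.2 209.1]
green [322 194  42  30 957] [342.2 210.2]
green [260 198  39  26 953] [278.7 210.8]
36.8 [0.6120612  0.23140437 0.10948444] [-3.13800471  0.22841379 -0.14035132] [-0.07018327 -0.04399312 -0.36232646]
orange (135, 170, 30, 57) [[163, 170], [154, 170], [135, 194], [144, 226], [154, 225], [148, 193]] [[0, 105, 219]]
```

All three bars are in the tray. Now the lug: hover over it with the tool upright and measure.

```bash
python3 - <<'E'
from h import *
t=tray(0,.139,.10); print(t)
plan([(t,TY,0,5)])
E
```

```text
[0.63045785 0.33530457 0.1       ]
t 36.85 from [0.6105 0.231  0.1067]
-> [0.6305 0.3353 0.1   ] mm/row 21.3
  t [[0.006, -0.106, 0.005], [0.006, -0.106, 0.006], [0.006, -0.106, 0.006], [0.006, -0.106, 0.006], [0.005, -0.106, 0.006]] w [-0.    0.47 -0.  ] rows 5
```

Call:
carry_out:
  steps:
    - {"tx": 0.006,"ty": -0.106,"tz": 0.005,"wx": 0,"wy": 0.47,"wz": 0}
    - {"tx": 0.006,"ty": -0.106,"tz": 0.006,"wx": 0,"wy": 0.47,"wz": 0}
    - {"tx": 0.006,"ty": -0.106,"tz": 0.006,"wx": 0,"wy": 0.47,"wz": 0}
    - {"tx": 0.006,"ty": -0.106,"tz": 0.006,"wx": 0,"wy": 0.47,"wz": 0}
    - {"tx": 0.006,"ty": -0.106,"tz": 0.006,"wx": 0,"wy": 0.47,"wz": 0}
  claw: -0.2

```text
time: 37.27
eef_pos: [0.6288, 0.3356, 0.0961]
eef_rot: [3.141, 0.003, -0.142]
force: [-0.6, -0.2, 0.5]
gripper_width: 0.598
grasp_force: 0.0
```

```bash
python3 - <<'E'
from look import *
for i in range(5): capture("wrist")
s=get_state(); a,c=bars(save="w21"); np.savez("w21.npz",**c); print(s["time"],s["eef_pos"],s["eef_rot"],s["gripper_width"])
h=cv2.cvtColor(a,cv2.COLOR_BGR2HSV); m=cv2.inRange(h,(3,120,60),(18,255,255))
for cc in cv2.findContours(m,0,2)[0]:
    if cv2.contourArea(cc)>100: print("orange",cv2.boundingRect(cc),cv2.approxPolyDP(cc,2,True).reshape(-1,2).tolist())
x,y,w,hh=cv2.boundingRect(max(cv2.findContours(m,0,2)[0],key=cv2.contourArea))
for yy in range(y-4,y+hh+4,5): print(yy,[tuple(int(v) for v in a[yy,xx]) for xx in range(x-6,x+w+8,6)])
for yy in(254,257,262): print(yy,[int(q) for q in a[yy,170:390:5].mean(1)])
E
```

```text
white [ 384  171   40   50 1700] [403.1 196. ]
white [ 443  174   34   46 1317] [458.9 196.7]
white [519 175  26  41 796] [531.7 195.2]
white [493 177  29  43 970] [506.6 198.3]
green [ 472  218   65   28 1208] [506.  231.7]
green [428 223  40  26 675] [450.4 236.1]
green [378 229  36  22 590] [396.8 240.5]
37.5167 [0.62894432 0.33427191 0.09648171] [ 3.14016746  0.00479473 -0.14120634] 0.6019123529380643
orange (276, 189, 18, 57) [[280, 189], [276, 192], [277, 243], [290, 245], [292, 197], [289, 190]]
185 [(103, 90, 84), (30, 26, 25), (29, 26, 25), (41, 36, 36), (153, 144, 130), (175, 167, 146)]
190 [(100, 86, 79), (41, 36, 40), (10, 73, 145), (28, 61, 113), (154, 147, 131), (176, 167, 147)]
195 [(103, 89, 85), (15, 46, 89), (0, 88, 181), (0, 84, 178), (159, 150, 132), (175, 163, 146)]
200 [(102, 88, 82), (16, 55, 107), (0, 87, 181), (0, 88, 183), (159, 150, 133), (174, 164, 148)]
205 [(102, 86, 81), (22, 59, 113), (0, 103, 213), (0, 100, 211), (161, 155, 142), (175, 166, 149)]
210 [(105, 89, 85), (5, 68, 136), (0, 130, 244), (0, 128, 244), (150, 148, 144), (173, 165, 147)]
215 [(10
[... 555 characters left out ...]
), (164, 157, 144), (162, 155, 140)]
245 [(103, 92, 87), (101, 93, 93), (65, 96, 164), (49, 87, 156), (167, 152, 146), (170, 155, 151)]
254 [61, 62, 61, 61, 65, 59, 63, 63, 59, 138, 155, 63, 67, 64, 65, 63, 70, 68, 69, 74, 70, 72, 78, 78, 82, 81, 81, 84, 86, 87, 82, 83, 84, 151, 139, 78, 79, 78, 76, 72, 70, 69, 74, 67]
257 [62, 63, 64, 64, 63, 60, 64, 100, 156, 156, 139, 38, 65, 69, 67, 67, 67, 69, 71, 75, 75, 74, 73, 81, 80, 81, 83, 82, 82, 82, 84, 83, 63, 135, 156, 157, 110, 76, 70, 70, 70, 74, 68, 70]
262 [63, 57, 60, 66, 67, 155, 154, 156, 155, 154, 74, 41, 64, 65, 66, 65, 68, 69, 69, 76, 74, 74, 80, 76, 81, 80, 79, 80, 78, 80, 77, 74, 55, 64, 154, 156, 155, 156, 153, 70, 69, 69, 68, 62]
```

```bash
python3 - <<'E'
from h import *
c=dict(np.load("w21.npz"))
for p in((279,226),(292,226),(285.5,208),(285.5,244),(285.5,226)):
    q=onplane("wrist",*p,.084,c); print(p,q.round(4),((q-T0)@EX).round(4),((q-T0)@EY).round(4))
s=get_state(); L=onplane("wrist",285.5,226,.084,c); L[2]=.022; print(s["eef_pos"])
plan([(L+[0,0,.05],TY,0,5),(L,TY,0,5)])
E
```

```text
(279, 226) [0.6367 0.3316 0.084 ] 0.0067 0.1362
(292, 226) [0.6354 0.3229 0.084 ] 0.0066 0.1274
(285.5, 208) [0.6487 0.3256 0.084 ] 0.0194 0.1319
(285.5, 244) [0.6228 0.3291 0.084 ] -0.0067 0.1317
(285.5, 226) [0.636  0.3273 0.084 ] 0.0066 0.1318
[0.62943313 0.33381001 0.09673729]
t 37.57 from [0.6294 0.3338 0.0967]
-> [0.636  0.3273 0.072 ] mm/row 5.3
  t [0.008, 0.005, 0.025] w [ 0.    0.01 -0.  ] rows 5
-> [0.636  0.3273 0.022 ] mm/row 10.0
  t [-0.0, -0.0, 0.05] w [0. 0. 0.] rows 5
```

Call:
carry_out:
  steps:
    - {"tx": 0,"ty": 0.017,"tz": 0.02,"wx": 0,"wy": 0,"wz": 0}
    - {"tx": 0,"ty": 0.017,"tz": 0.03,"wx": 0,"wy": 0,"wz": 0}
    - {"tx": 0,"ty": 0,"tz": 0.04,"wx": 0,"wy": 0,"wz": 0}
    - {"tx": 0,"ty": 0,"tz": 0.04,"wx": 0,"wy": 0,"wz": 0}
    - {"tx": 0,"ty": 0,"tz": 0,"wx": 0,"wy": 0,"wz": 0}

```text
time: 37.98
eef_pos: [0.6273, 0.3273, 0.0688]
eef_rot: [3.14, 0.006, -0.142]
force: [-0.0, 0.6, -1.1]
gripper_width: 0.599
grasp_force: 0.0
```

```bash
python3 - <<'E'
from look import *
capture("wrist"); s=get_state(); a,c=bars(save="w22"); print(s["time"],s["eef_pos"],s["force"],((s["eef_pos"]-T0)@EX).round(4),((s["eef_pos"]-T0)@EY).round(4))
h=cv2.cvtColor(a,cv2.COLOR_BGR2HSV); m=cv2.inRange(h,(3,120,180),(18,255,255))
for cc in cv2.findContours(m,0,2)[0]:
    if cv2.contourArea(cc)>100: print("orange bright",cv2.boundingRect(cc),cv2.approxPolyDP(cc,2,True).reshape(-1,2).tolist())
for yy in(257,262): print(yy,[int(q) for q in a[yy,215:345:5].mean(1)])
E
```

```text
white [ 387  178   43   54 2041] [407.5 204.5]
white [ 450  180   37   51 1549] [468.  204.9]
white [531 180  28  45 893] [544.4 202.4]
white [ 502  183   33   47 1095] [518.4 206.2]
green [ 481  226   68   31 1487] [514.2 240.9]
green [ 431  232   47   29 1001] [456.1 245.8]
green [ 379  235   42   29 1031] [400.  248.8]
38.0333 [0.62773089 0.32763785 0.06981332] [-0.48077458  0.26666253  0.8083302 ] -0.0016 0.131
orange bright (266, 201, 18, 61) [[271, 201], [271, 211], [266, 219], [266, 259], [279, 261], [282, 259], [283, 221], [279, 216], [279, 207], [274, 210]]
257 [157, 144, 37, 64, 64, 73, 69, 70, 74, 93, 108, 129, 129, 131, 82, 145, 145, 145, 148, 145, 148, 147, 150, 68, 137, 155]
262 [156, 73, 34, 65, 68, 71, 71, 73, 73, 77, 85, 98, 99, 87, 84, 105, 105, 104, 105, 102, 101, 98, 96, 55, 61, 156]
```

Call:
carry_out:
  steps:
    - {"tx": 0.01,"ty": -0.008,"tz": 0.03,"wx": 0,"wy": 0,"wz": 0}
    - {"tx": 0.01,"ty": 0,"tz": 0.05,"wx": 0,"wy": 0,"wz": 0}
    - {"tx": 0,"ty": 0,"tz": 0.05,"wx": 0,"wy": 0,"wz": 0}
    - {"tx": 0,"ty": 0,"tz": 0.04,"wx": 0,"wy": 0,"wz": 0}
    - {"tx": 0,"ty": 0,"tz": 0,"wx": 0,"wy": 0,"wz": 0}

```text
time: 38.5
eef_pos: [0.631, 0.3287, 0.0344]
eef_rot: [3.139, 0.007, -0.141]
force: [0.3, -0.2, -1.5]
gripper_width: 0.599
grasp_force: 0.0
```

```bash
python3 - <<'E'
from look import *
capture("wrist"); s=get_state(); a,c=bars(save="w23"); print(s["time"],s["eef_pos"],s["eef_rot"],s["force"],((s["eef_pos"]-T0)@EX).round(4),((s["eef_pos"]-T0)@EY).round(4))
h=cv2.cvtColor(a,cv2.COLOR_BGR2HSV); m=cv2.inRange(h,(3,120,150),(18,255,255))
for cc in cv2.findContours(m,0,2)[0]:
    if cv2.contourArea(cc)>100: print("orange bright",cv2.boundingRect(cc),cv2.approxPolyDP(cc,2,True).reshape(-1,2).tolist())
for yy in(257,262,270,280): print(yy,[int(q) for q in a[yy,215:345:4].mean(1)])
for yy in range(205,300,6): print(yy,[tuple(int(v) for v in a[yy,xx]) for xx in(264,270,277,284,290)])
E
```

```text
white [ 403  195   50   61 2491] [427.3 224.7]
white [ 472  196   41   56 1747] [491.8 223.3]
white [ 526  198   34   50 1155] [543.1 223. ]
green [ 502  240   58   37 1197] [533.8 258.5]
green [ 449  243   52   42 1130] [471.6 264.7]
green [386 256  55  17 718] [414.3 264.5]
38.55 [0.63156411 0.32893101 0.03562613] [ 3.14006428  0.00539356 -0.14125551] [-0.14807755  0.02918297  0.96204502] 0.002 0.1328
orange bright (267, 220, 22, 78) [[272, 220], [269, 225], [267, 293], [272, 297], [286, 296], [288, 287], [286, 228], [284, 221]]
257 [154, 153, 42, 66, 68, 67, 73, 73, 74, 74, 75, 90, 86, 107, 126, 131, 134, 137, 124, 154, 159, 158, 157, 158, 158, 159, 161, 162, 159, 73, 138, 156, 156]
262 [153, 118, 39, 56, 67, 69, 74, 72, 74, 77, 78, 92, 83, 109, 130, 131, 133, 134, 124, 155, 155, 157, 157, 155, 156, 158, 160, 160, 155, 63, 68, 157, 157]
270 [144, 44, 40, 42, 71, 71, 73, 75, 75, 77, 79, 91, 90, 108, 124, 132, 130, 134, 119, 155, 158, 157, 154, 157, 161, 111, 105, 157, 137, 49, 50, 99, 159]
280 [49, 41, 37, 45, 69, 69, 72, 70, 73, 72, 75, 97, 85, 100, 120, 121, 127, 130, 109, 147, 1
[... 652 characters left out ...]
105, 201), (37, 98, 193), (146, 140, 131)]
253 [(78, 77, 80), (35, 116, 228), (41, 126, 235), (43, 121, 232), (148, 142, 138)]
259 [(73, 71, 79), (39, 115, 223), (46, 123, 234), (46, 123, 229), (149, 145, 141)]
265 [(80, 78, 87), (41, 115, 221), (49, 124, 233), (47, 123, 230), (149, 145, 139)]
271 [(79, 79, 84), (35, 115, 222), (37, 125, 235), (35, 122, 231), (153, 149, 140)]
277 [(87, 80, 87), (24, 115, 224), (26, 126, 237), (22, 123, 234), (149, 137, 137)]
283 [(87, 82, 83), (15, 112, 228), (0, 126, 240), (6, 126, 237), (169, 152, 148)]
289 [(79, 85, 36), (0, 113, 229), (0, 126, 241), (0, 121, 237), (77, 83, 31)]
295 [(81, 87, 34), (0, 107, 219), (0, 120, 237), (0, 113, 227), (82, 86, 27)]
```

Call:
carry_out:
  steps:
    - {"tx": 0,"ty": 0,"tz": 0.025,"wx": 0,"wy": 0,"wz": 0}
    - {"tx": 0,"ty": 0,"tz": 0.03,"wx": 0,"wy": 0,"wz": 0}
    - {"tx": 0,"ty": 0,"tz": 0.025,"wx": 0,"wy": 0,"wz": 0}
    - {"tx": 0,"ty": 0,"tz": 0.015,"wx": 0,"wy": 0,"wz": 0}
    - {"tx": 0,"ty": 0,"tz": 0,"wx": 0,"wy": 0,"wz": 0}

```text
time: 39.02
eef_pos: [0.632, 0.3291, 0.0175]
eef_rot: [3.141, 0.004, -0.141]
force: [-0.4, 0.4, -0.5]
gripper_width: 0.601
grasp_force: 0.0
```

```bash
python3 - <<'E'
from look import *
s=get_state(); a,c=bars(save="w24"); print(s["time"],s["eef_pos"],s["eef_rot"],s["force"])
h=cv2.cvtColor(a,cv2.COLOR_BGR2HSV); m=cv2.inRange(h,(3,120,150),(18,255,255))
for yy in range(230,330,8):
    r=np.flatnonzero(m[yy,240:320]); print(yy,(240+r[0],240+r[-1]) if len(r) else None,[tuple(int(v) for v in a[yy,278])])
for yy in(257,270,285): print(yy,[int(q) for q in a[yy,215:345:4].mean(1)])
E
```

```text
white [ 413  203   54   66 2781] [439.2 235.1]
white [ 485  204   43   60 1830] [506.1 232.1]
white [540 205  20  53 698] [552.1 235.8]
green [516 249  44  38 898] [540.1 269. ]
green [459 252  30  41 667] [473.6 273.7]
green [396 260  56  13 167] [413.6 268.6]
39.0167 [0.63198144 0.32907928 0.01746539] [ 3.14085591  0.00399053 -0.14134657] [-0.40593717  0.37364074 -0.46101834]
230 None [(46, 55, 81)]
238 (np.int64(269), np.int64(286)) [(46, 92, 169)]
246 (np.int64(268), np.int64(287)) [(35, 88, 172)]
254 (np.int64(268), np.int64(288)) [(50, 93, 174)]
262 (np.int64(267), np.int64(288)) [(50, 95, 172)]
270 (np.int64(266), np.int64(289)) [(42, 127, 234)]
278 (np.int64(266), np.int64(290)) [(18, 125, 238)]
286 (np.int64(266), np.int64(290)) [(0, 129, 242)]
294 (np.int64(266), np.int64(289)) [(0, 127, 243)]
302 (np.int64(266), np.int64(289)) [(0, 128, 242)]
310 None [(93, 83, 80)]
318 None [(115, 106, 97)]
326 None [(106, 99, 92)]
257 [156, 152, 46, 71, 68, 68, 73, 72, 72, 73, 77, 96, 77, 90, 101, 102, 106, 105, 102, 120, 152, 156, 159, 159, 156, 155, 157, 158, 155, 69, 137, 159, 158]
270 [143, 48, 43, 46, 67, 72, 75, 73, 76, 76, 80, 96, 77, 112, 131, 128, 134, 132, 130, 129, 159, 161, 160, 160, 158, 158, 105, 103, 91, 49, 51, 102, 158]
285 [44, 40, 38, 38, 72, 69, 71, 73, 71, 70, 72, 91, 72, 111, 120, 123, 122, 128, 112, 155, 161, 160, 157, 158, 164, 161, 97, 99, 45, 22, 24, 28, 38]
```

Call:
carry_out:
  steps:
    - {"tx": -0.012,"ty": 0,"tz": 0.02,"wx": 0,"wy": 0,"wz": 0}
    - {"tx": -0.012,"ty": 0,"tz": 0.025,"wx": 0,"wy": 0,"wz": 0}
    - {"tx": 0,"ty": 0,"tz": 0.02,"wx": 0,"wy": 0,"wz": 0}
    - {"tx": 0,"ty": 0,"tz": 0,"wx": 0,"wy": 0,"wz": 0}
    - {"tx": 0,"ty": 0,"tz": 0,"wx": 0,"wy": 0,"wz": 0}

```text
time: 39.48
eef_pos: [0.6275, 0.33, 0.0052]
eef_rot: [3.141, 0.003, -0.141]
force: [0.3, 0.3, 0.4]
gripper_width: 0.596
grasp_force: 0.0
```

Call:
carry_out:
  steps:
    - {"tx": 0,"ty": 0,"tz": 0,"wx": 0,"wy": 0,"wz": 0}
    - {"tx": 0,"ty": 0,"tz": 0,"wx": 0,"wy": 0,"wz": 0}
    - {"tx": 0,"ty": 0,"tz": 0,"wx": 0,"wy": 0,"wz": 0}
    - {"tx": 0,"ty": 0,"tz": 0,"wx": 0,"wy": 0,"wz": 0}
    - {"tx": 0,"ty": 0,"tz": 0,"wx": 0,"wy": 0,"wz": 0}
  claw: 1
  squeeze: 25

```text
time: 39.9
eef_pos: [0.6279, 0.33, 0.0058]
eef_rot: [-3.141, 0.002, -0.141]
force: [0.1, -0.4, -0.4]
gripper_width: 0.288
grasp_force: 0.0
```

Call:
carry_out:
  steps:
    - {"tx": 0,"ty": 0,"tz": 0,"wx": 0,"wy": 0,"wz": 0}
    - {"tx": 0,"ty": 0,"tz": 0,"wx": 0,"wy": 0,"wz": 0}
    - {"tx": 0,"ty": 0,"tz": 0,"wx": 0,"wy": 0,"wz": 0}
    - {"tx": 0,"ty": 0,"tz": 0,"wx": 0,"wy": 0,"wz": 0}
    - {"tx": 0,"ty": 0,"tz": 0,"wx": 0,"wy": 0,"wz": 0}

```text
time: 40.32
eef_pos: [0.6278, 0.33, 0.0057]
eef_rot: [-3.141, 0.002, -0.141]
force: [-0.1, 0.1, -0.6]
gripper_width: 0.128
grasp_force: 25.0
```

Lug gripped (11.8 mm). Slide towards the fence.

Call:
carry_out:
  steps:
    - {"tx": 0,"ty": 0.015,"tz": 0,"wx": 0,"wy": 0,"wz": 0}
    - {"tx": 0,"ty": 0.03,"tz": 0,"wx": 0,"wy": 0,"wz": 0}
    - {"tx": 0,"ty": 0.035,"tz": 0,"wx": 0,"wy": 0,"wz": 0}
    - {"tx": 0,"ty": 0.035,"tz": 0,"wx": 0,"wy": 0,"wz": 0}
    - {"tx": 0,"ty": 0.035,"tz": 0,"wx": 0,"wy": 0,"wz": 0}

```text
time: 40.73
eef_pos: [0.6234, 0.2995, 0.0057]
eef_rot: [-3.141, 0.003, -0.142]
force: [-0.3, 0.8, -0.2]
gripper_width: 0.13
grasp_force: 25.0
```

Call:
carry_out:
  steps:
    - {"tx": 0,"ty": 0.035,"tz": 0,"wx": 0,"wy": 0,"wz": 0}
    - {"tx": 0,"ty": 0.035,"tz": 0,"wx": 0,"wy": 0,"wz": 0}
    - {"tx": 0,"ty": 0.035,"tz": 0,"wx": 0,"wy": 0,"wz": 0}
    - {"tx": 0,"ty": 0.035,"tz": 0,"wx": 0,"wy": 0,"wz": 0}
    - {"tx": 0,"ty": 0.035,"tz": 0,"wx": 0,"wy": 0,"wz": 0}

```text
time: 41.15
eef_pos: [0.6184, 0.265, 0.0057]
eef_rot: [-3.141, 0.003, -0.141]
force: [-1.3, 1.7, 0.9]
gripper_width: 0.129
grasp_force: 25.0
```

```bash
python3 - <<'E'
from look import *
s=get_state(); a,c=bars(save="w25"); p0=np.array([.6278,.33,.0057]); d=s["eef_pos"]-p0; print(s["time"],s["eef_pos"],s["eef_rot"],"trav",-d@EY,"lat",d@EX,s["force"]@EX,s["force"]@EY,s["gripper_width"])
E
```

```text
white [ 313  200   64   74 4128] [344.  235.3]
white [ 408  201   57   70 3260] [435.9 234.8]
white [ 527  202   33   55 1293] [544.3 231.5]
white [ 487  204   47   62 1712] [511.2 235.7]
green [458 254  30  39 655] [472.7 275.3]
green [518 257  33  29 566] [535.3 268.5]
green [ 391  261   60   38 1266] [422.3 282.8]
41.15 [0.61837049 0.26498255 0.00567673] [-3.14143489e+00  2.77736828e-03 -1.41395420e-01] trav 0.06569713846456811 lat -0.0002645102699996829 -1.5803765292566105 1.5436889620242404 0.12883988801649943
```

Call:
carry_out:
  steps:
    - {"tx": 0,"ty": 0.025,"tz": 0,"wx": 0,"wy": 0,"wz": 0}
    - {"tx": 0,"ty": 0.025,"tz": 0,"wx": 0,"wy": 0,"wz": 0}
    - {"tx": 0,"ty": 0.025,"tz": 0,"wx": 0,"wy": 0,"wz": 0}
    - {"tx": 0,"ty": 0.025,"tz": 0,"wx": 0,"wy": 0,"wz": 0}
    - {"tx": 0,"ty": 0.025,"tz": 0,"wx": 0,"wy": 0,"wz": 0}

```text
time: 41.62
eef_pos: [0.6148, 0.2408, 0.0057]
eef_rot: [-3.141, 0.003, -0.141]
force: [-3.2, 2.7, 3.2]
gripper_width: 0.128
grasp_force: 25.0
```

Call:
carry_out:
  steps:
    - {"tx": 0,"ty": 0.025,"tz": 0,"wx": 0,"wy": 0,"wz": 0}
    - {"tx": 0,"ty": 0.025,"tz": 0,"wx": 0,"wy": 0,"wz": 0}
    - {"tx": 0,"ty": 0.025,"tz": 0,"wx": 0,"wy": 0,"wz": 0}
    - {"tx": 0,"ty": 0.02,"tz": 0,"wx": 0,"wy": 0,"wz": 0}
    - {"tx": 0,"ty": 0.02,"tz": 0,"wx": 0,"wy": 0,"wz": 0}

```text
time: 42.03
eef_pos: [0.6115, 0.2178, 0.0057]
eef_rot: [-3.141, 0.003, -0.141]
force: [-3.7, 3.5, 3.1]
gripper_width: 0.132
grasp_force: 25.0
```

```bash
python3 - <<'E'
from look import *
s=get_state(); a,c=bars(save="w26"); p0=np.array([.6278,.33,.0057]); d=s["eef_pos"]-p0; print(s["time"],s["eef_pos"],s["eef_rot"],"trav",-d@EY,"lat",d@EX,s["force"]@EX,s["force"]@EY,s["gripper_width"])
E
```

```text
white [ 474  196   49   65 2333] [498.1 227.9]
white [ 295  200   63   74 3912] [326.6 232.8]
white [ 354  200   63   73 3929] [384.4 235.7]
white [ 424  201   57   69 3019] [451.4 235.2]
green [ 393  262   97   37 2212] [443.  281.2]
42.0333 [0.61148692 0.21782521 0.00567536] [-3.14138928e+00  3.04022720e-03 -1.41287004e-01] trav 0.1133536458207099 lat -0.000500249489893784 -4.129882746511522 2.913925605002672 0.13198195993603482
```

Call:
carry_out:
  steps:
    - {"tx": 0,"ty": 0.015,"tz": 0,"wx": 0,"wy": 0,"wz": 0}
    - {"tx": 0,"ty": 0.015,"tz": 0,"wx": 0,"wy": 0,"wz": 0}
    - {"tx": 0,"ty": 0.015,"tz": 0,"wx": 0,"wy": 0,"wz": 0}
    - {"tx": 0,"ty": 0.015,"tz": 0,"wx": 0,"wy": 0,"wz": 0}
    - {"tx": 0,"ty": 0,"tz": 0,"wx": 0,"wy": 0,"wz": 0}

```text
time: 42.5
eef_pos: [0.6098, 0.2064, 0.0056]
eef_rot: [-3.141, 0.003, -0.141]
force: [-4.5, 4.5, 2.9]
gripper_width: 0.128
grasp_force: 25.0
```

Call:
carry_out:
  steps:
    - {"tx": 0,"ty": 0.008,"tz": 0,"wx": 0,"wy": 0,"wz": 0}
    - {"tx": 0,"ty": 0.007,"tz": 0,"wx": 0,"wy": 0,"wz": 0}
    - {"tx": 0,"ty": 0,"tz": 0,"wx": 0,"wy": 0,"wz": 0}
    - {"tx": 0,"ty": 0,"tz": 0,"wx": 0,"wy": 0,"wz": 0}
    - {"tx": 0,"ty": 0,"tz": 0,"wx": 0,"wy": 0,"wz": 0}

```text
time: 42.92
eef_pos: [0.6099, 0.2065, 0.0057]
eef_rot: [-3.137, 0.002, -0.141]
force: [-1.8, 15.8, -0.5]
gripper_width: 0.128
grasp_force: 25.0
```

```bash
cat > tr.py <<'E'
from look import *
s=get_state(); a,c=bars(save="wt"); p0=np.array([.6278,.33,.0057]); d=s["eef_pos"]-p0; print(s["time"],s["eef_pos"],"trav",-d@EY,"lat",d@EX,s["force"]@EX,s["force"]@EY,s["gripper_width"])
E
python3 tr.py
```

```text
white [ 460  196   51   67 2571] [485.1 228.5]
white [ 295  200   63   74 3918] [326.6 232.8]
white [ 354  200   63   73 3962] [384.6 235.9]
white [ 410  201   58   71 3271] [438.2 235.3]
green [ 393  263   97   36 2225] [443.8 281.6]
42.9167 [0.60991946 0.20652807 0.00569469] trav 0.12475898317655804 lat -0.00047593917289732817 -3.997043251417428 15.39236684771546 0.12778177740397392
```

The row stopped solid at about 15 N, which is firm contact, and all four bars are contiguous in the picture. Ease off 2 mm of command and release, then rise.

Call:
carry_out:
  steps:
    - {"tx": 0,"ty": -0.005,"tz": 0,"wx": 0,"wy": 0,"wz": 0}
    - {"tx": 0,"ty": -0.005,"tz": 0,"wx": 0,"wy": 0,"wz": 0}
    - {"tx": 0,"ty": 0,"tz": 0,"wx": 0,"wy": 0,"wz": 0}
    - {"tx": 0,"ty": 0,"tz": 0,"wx": 0,"wy": 0,"wz": 0}
    - {"tx": 0,"ty": 0,"tz": 0,"wx": 0,"wy": 0,"wz": 0}

```text
time: 43.38
eef_pos: [0.6098, 0.2065, 0.0056]
eef_rot: [-3.14, 0.003, -0.141]
force: [-3.8, 7.5, 2.9]
gripper_width: 0.13
grasp_force: 25.0
```

Call:
carry_out:
  steps:
    - {"tx": 0,"ty": 0,"tz": 0,"wx": 0,"wy": 0,"wz": 0}
    - {"tx": 0,"ty": 0,"tz": 0,"wx": 0,"wy": 0,"wz": 0}
    - {"tx": 0,"ty": 0,"tz": 0,"wx": 0,"wy": 0,"wz": 0}
    - {"tx": 0,"ty": 0,"tz": 0,"wx": 0,"wy": 0,"wz": 0}
    - {"tx": 0,"ty": 0,"tz": 0,"wx": 0,"wy": 0,"wz": 0}
  claw: 0.2

```text
time: 43.8
eef_pos: [0.6103, 0.2048, 0.0055]
eef_rot: [3.141, 0.002, -0.142]
force: [-0.2, -0.6, 0.7]
gripper_width: 0.388
grasp_force: 0.0
```

Call:
carry_out:
  steps:
    - {"tx": 0,"ty": 0,"tz": -0.03,"wx": 0,"wy": 0,"wz": 0}
    - {"tx": 0,"ty": 0,"tz": -0.08,"wx": 0,"wy": 0,"wz": 0}
    - {"tx": 0,"ty": 0,"tz": -0.14,"wx": 0,"wy": 0,"wz": 0}
    - {"tx": 0,"ty": 0,"tz": -0.18,"wx": 0,"wy": 0,"wz": 0}
    - {"tx": 0,"ty": 0,"tz": -0.18,"wx": 0,"wy": 0,"wz": 0}

```text
time: 44.22
eef_pos: [0.6098, 0.2049, 0.1288]
eef_rot: [3.141, 0.004, -0.141]
force: [0.8, -0.2, 0.4]
gripper_width: 0.402
grasp_force: 0.0
```

```bash
python3 - <<'E'
from look import *
for i in range(4): capture("wrist")
a,c=bars(save="w30"); s=get_state(); print(s["time"],s["eef_pos"],s["force"],s["gripper_width"])
h=cv2.cvtColor(a,cv2.COLOR_BGR2HSV)
for y in(170,185,200,215,230): print(y,[int(q) for q in a[y,240:460:4].mean(1)])
m=cv2.inRange(h,(3,120,150),(18,255,255)); cc=max(cv2.findContours(m[:, 200:],0,2)[0],key=cv2.contourArea); print("lug",cv2.boundingRect(cc))
E
```

```text
white [ 394  162   34   45 1331] [410.9 184.3]
white [ 287  164   37   47 1696] [304.8 186.9]
white [ 324  164   37   47 1612] [341.8 186.7]
white [ 360  165   36   46 1493] [377.4 187.3]
green [ 286  208  137   27 1925] [349.1 218.6]
44.4667 [0.61009598 0.2050243  0.12767045] [ 0.20447333 -0.03762134 -1.14566554] 0.3993118187687143
170 [168, 163, 167, 168, 167, 169, 166, 167, 169, 129, 41, 39, 221, 226, 223, 222, 224, 225, 220, 219, 221, 183, 226, 223, 221, 224, 224, 220, 221, 219, 202, 222, 223, 221, 221, 221, 218, 217, 214, 171, 219, 216, 215, 216, 211, 210, 208, 172, 92, 86, 84, 81, 79, 79, 76]
185 [168, 171, 170, 169, 169, 166, 171, 109, 81, 88, 87, 49, 222, 226, 224, 224, 227, 224, 225, 224, 224, 184, 227, 226, 225, 224, 224, 224, 224, 223, 184, 223, 223, 222, 223, 224, 223, 221, 222, 202, 223, 222, 221, 220, 221, 221, 222, 104, 77, 75, 73, 73, 73, 72, 84]
200 [168, 168, 172, 169, 172, 171, 168, 112, 119, 122, 125, 79, 220, 222, 222, 219, 220, 222, 224, 225, 226, 200, 222, 221, 221, 222, 220, 224, 225, 227, 200, 222, 221, 221, 221, 221, 221, 223, 217, 220, 221, 221, 219, 223, 225, 223, 215, 80, 65, 63, 64, 67, 67, 65, 66]
215 [167, 169, 168, 167, 166, 168, 167, 133, 119, 123, 125, 76, 82, 83, 82, 88, 85, 84, 86, 87, 81, 79, 88, 88, 86, 85, 89, 88, 93, 81, 83, 88, 89, 90, 86, 88, 89, 90, 72, 92, 88, 89, 92, 92, 94, 91, 94, 73, 73, 75, 73, 77, 71, 73, 74]
230 [154, 151, 154, 156, 159, 160, 155, 155, 114, 91, 67, 56, 88, 93, 95, 99, 95, 98, 102, 99, 96, 101, 105, 103, 107, 107, 107, 104, 107, 89, 104, 104, 99, 103, 102, 101, 101, 96, 97, 99, 98, 96, 97, 92, 90, 84, 82, 71, 72, 70, 64, 62, 65, 67, 64]
lug (70, 183, 14, 47)
```

Four bars contiguous at x = 287 to 427, with the retainer right against the row and the arm clear. Handing in.

```bash
python3 -c "
from cell import *
print(finish_job())"
```

```text
the job is handed in; nothing more can be done
None
```

I laid all three bars in the tray beside the fence bar, slid the retainer up until the row stopped it at about 15 N, released the lug, and handed the job in at about 44.5 s; the hand-in returned no verdict.

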